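Clamp up the laminated knob blanks

ROBOT

A 7-joint arm with a two-finger parallel gripper is mounted at the origin on the work surface. World frame = base frame: x ahead of the robot, y to its left, z up, the work surface at z = 0. Lengths are in m, angles in rad, forces in N, time in s.
With the tool pointing down it reaches from about 0.35 to 0.9 m from the base axis. Payload 8.1 kg.
Tool frame: the origin (TCP) lies at the very end of the fingers, on their centre line; the grasp point (between the pads) lies 19 mm behind it (grip_point_offset is the distance from the TCP to the grasp point, in m); z points along the fingers, x is the direction in which the jaws open and shut, and the axes are right-handed (so a half turn about z gives the same grasp; the last joint's range is limited). The gripper opens to 92 mm and grips with 3 to 60 N. Pads are 19 mm wide; open, the fingers measure 130 mm over their backs; the gripper's body (75 mm by 190 mm) begins 47 mm behind the grasp point.
Start: joints at [-1.372, 0.434, 0.025, 1.573, -0.012, 1.134, -0.075], TCP at [0.186, 0.597, 0.227] pointing down, gripper open.
Joint ranges: [-2.62, 2.62], [-0.44, 2.09], [-1.27, 1.32], [0.08, 2.57], [-1.32, 4.46], [0.12, 2], [-2.74, 2.74]. Speed limits (rad/s): [2.22, 2.22, 3.01, 3.01, 3.14, 3.14, 3.14].

INTERFACE

Orientations are given as a rotation vector (axis times angle).
In Python, from cell import observe, get_image, camera_model, sign_off, grip_point_offset gives the robot as it stands.
- The arm moves only by the tool play_rows, never from a script. Its argument "rows" is a list of rows, each a list of 7 numbers: the shift along the tool's x, y, z as a fraction of full scale, then the turn, a rotation vector about the tool's x, y, z as a fraction of full scale, then the closure, from -1 (fully open) to 1 (shut). A call has 1 to 5 rows; each row shifts and turns the pose as measured when the row begins, along the tool's axes as they then stand; what a row does not reach is not made up. Full scale, the value 1, is 0.15 m for a shift and 0.5 rad for a turn. A row lasts 1/10 s, in which the tool goes at most 50 mm and 8.59 degrees, less where a joint would pass 70% of its speed; a pose out of reach is approached as far as the arm can. A call with a number of a shift or a turn outside -1 to 1 is refused whole. A call with a gripper value outside its range is refused whole. The fingers move at their own pace and stop on an object; "force" is the grip in N (left out, the last holds). Time passes only in rows, so rows that do not move let the fingers close. It gives the time, the measured TCP pose, the force and the opening at its end, in the units of the state.
- observe(): the state, without advancing time (a new reading comes with each control period).
- get_image(name): name is "scene" or "side" or "wrist"; returns the picture (480x640x3 uint8, blue, green, red); there is no depth.
- camera_model(name): a dict with "K" (3x3 intrinsics, pixels), "R" (3x3) and "t" (3): a world point X has camera coordinates R X + t. Camera axes: x right, y down, z forward; pixel columns grow to the right and rows downward; lengths in m; the calibration is good to about 2 mm. A picture is of the moment at which its call begins: read the wrist's pose just before it. camera_model takes no time and is no camera call; for the wrist camera it gives the pose at the moment of the call.
- sign_off(): hands the job in, once; it reports no verdict.
The state is a dict: "clock": time; "joints": joint angles; "dq": joint speeds; "joint_efforts": joint torques, N m; "position": TCP position; "ee_rot": TCP orientation; "force": force on the tool from outside, world axes, zero at the start; "ft_torque": the same for the moment, N m; "width": opening from 0.0 (shut) to 1.0 (fully open).
Only numpy, scipy, OpenCV 4.12 (cv2) and the standard library are available. Lean on these libraries where they do the work, as an engineer would, in place of code of your own. Each camera call takes 0.05 s, during which the arm holds its last target.

TASK

Clamp up the freshly glued knob blanks in the press: stand every blank there is on the bed between the open jaws, side by side in one row, with its plies parallel to the jaws. Then stop them riding up: take the locking pin from the punch block, put it in the eye of the sprung hold-down bar and use it to swing the bar across the blanks, and push the pin fully home in the boss. Last, turn the turnbuckle until both jaws have drawn in and grip all the blanks firmly; leave the rest of the bench as it is.

Things in the scene. Friction and masses are not known exactly. Their poses are not given: they have to be found in the camera images.
- bay (a point): centre of the press's loading bay, on top of its grey bed, 20 mm above the bench (world height 0). x: across the bay, the way the jaws move, away from the robot; y: along the bay; z up. Clear bed: up to 72 mm in x between the jaw faces, 85 mm each way in y (pivot post at the +y end, pin boss at -y). Up to 4 blanks stand in one row along y, centres 45 mm apart. The press is fixed; its place and angle vary
- turnbuckle (a joint): angle (rad) by which the turnbuckle is turned (0 = jaws fully open, stop at 16). It grows (tightens) as the top of the body goes toward the bay's +y (toward the bay). Each jaw moves in 0.637 mm per rad; the jaw faces, 72 mm apart at 0, just touch 54 mm blanks at 14.1, and turning then grows stiff: with 2 to 4 blanks it is firmly tight at 14.2 to 14.4. Turning takes about 0.15 N m till then; it stays where it is left
- turnbuckle_mid (a point): middle of the turnbuckle on its level axis (along the bay's x), 70 mm above the bench, 185 mm from the bay's centre toward -y; axes as the bay's. Steel hexagonal body 30 mm across flats, 72 mm long. Four dark tommy bars 9 mm thick stick out square to the axis here, 90 degrees apart, ends 60 mm from the axis. At joint value v one leans v rad from straight up toward +y, the others every 1.571 rad
- jaw_near (a joint): how far the jaw nearer the robot has moved in (m): 0 open, 0.009 on the blanks; driven by the turnbuckle only. A 12 mm waxed wooden face (blanks slide square along it) on a steel back; its top is 44 mm above the bench (24 mm above the bed), so that a standing blank can be gripped across its 54 mm above the jaws
- jaw_far (a joint): the same for the jaw on the far side, which moves toward the robot
- hold_bar (a joint): angle (rad) of the steel hold-down bar about its upright pivot: 0 = swung clear to the far side, where a spring holds it; 1.45 (a stop) = across the bay along its -y, eye over the boss, turned clockwise from above. The spring pushes it back to 0 (1.2 N at the eye at 0, 3.5 N at 1.45), so only the pin keeps it. Underside 76 mm above the bench (4 mm over standing blanks), 10 mm thick, 18 mm wide
- bar_eye (a point): centre of the 13 mm round through hole in the 34 mm square end of the hold-down bar, at its top face, 86 mm above the bench; moves with the bar, 213 mm from the pivot; z up, own -y points from the pivot to the eye
- bar_pivot (a point): the bar's upright pivot axis at the height of the bar's top face (86 mm above the bench), 106 mm from the bay's centre toward +y; axes as the bay's; the knuckle there rises to 110 mm
- boss_mouth (a point): mouth of the 13 mm round hole, 24 mm deep, in the top of the steel pin boss (68 mm above the bench, 8 mm below the bar's underside), 107 mm from the bay's centre toward -y; axes as the bay's
- pin_grip (a point): centre of the locking pin's dark knurled head (18 mm across, 34 mm tall, upright; 60 g). Below it a 10 mm steel shank, 38 mm long, with a tapered foot. It starts with the shank in the punch block, head down on its top. Seated with the head on the bar, the shank goes 20 mm into the boss. With the shank 10 to 15 mm into the bar's eye it clears the boss and can lead the bar round
- pin_tip (a point): foot of the pin's shank, 55 mm below the centre of its head; z up along the pin
- block_mouth (a point): mouth of the pin's 13 mm hole (44 mm deep) in the top of the fixed wooden punch block, 50 mm above the bench; block 56 mm (x) x 130 mm (y), its middle 36 mm off toward own -y; three thin punches stand in its other half, 75 mm or more from the pin, to 95 mm above the bench
- blank0_mid (a point): laminated wooden knob blank, an upright block 54 mm (own x, across the plies) x 36 mm (own y) x 52 mm tall (z up): a 16 mm dark ply between two 19 mm light plies, the plies' joint faces square to own x; 75 g; the point is its centre, 26 mm above its foot. It may be absent
- blank1_mid (a point): laminated wooden knob blank, an upright block 54 mm (own x, across the plies) x 36 mm (own y) x 52 mm tall (z up): a 16 mm dark ply between two 19 mm light plies, the plies' joint faces square to own x; 75 g; the point is its centre, 26 mm above its foot. It may be absent
- blank2_mid (a point): laminated wooden knob blank, an upright block 54 mm (own x, across the plies) x 36 mm (own y) x 52 mm tall (z up): a 16 mm dark ply between two 19 mm light plies, the plies' joint faces square to own x; 75 g; the point is its centre, 26 mm above its foot. It may be absent
- blank3_mid (a point): laminated wooden knob blank, an upright block 54 mm (own x, across the plies) x 36 mm (own y) x 52 mm tall (z up): a 16 mm dark ply between two 19 mm light plies, the plies' joint faces square to own x; 75 g; the point is its centre, 26 mm above its foot. It may be absent
- glue: white glue bottle, 60 mm across, 190 mm tall with its spout; upright; origin under its centre
- tin: steel varnish tin, 84 mm across, 100 mm tall, origin under its centre
- hammer: hammer lying flat
- screwdriver: screwdriver with a wooden handle lying flat
- wool_roll: grey roll of wire wool lying flat, 110 mm across, 40 mm tall, origin under its centre
- offcut: plain light wooden offcut 110 x 34 x 18 mm lying flat (one kind of wood, far flatter than a blank), origin under its centre
- sand_block: cork sanding block 90 x 60 x 35 mm, origin under its centre

How it is judged:
On the way, in this order (a step that is already met when the one before it is completed fails the run):
1. every blank stands on the bed between the jaws (x of blank0_mid in the frame of bay between -0.015 and 0.015 m and y of blank0_mid in the frame of bay between -0.078 and 0.078 m and z of each of blank0_mid, blank1_mid, blank2_mid, blank3_mid in the frame of bay below 0.03 m and angle between each of blank0_mid, blank1_mid, blank2_mid, blank3_mid's own z axis and vertical below 0.1 rad and x of blank1_mid in the frame of bay between -0.015 and 0.015 m and y of blank1_mid in the frame of bay between -0.078 and 0.078 m and x of blank2_mid in the frame of bay between -0.015 and 0.015 m and y of blank2_mid in the frame of bay between -0.078 and 0.078 m and x of blank3_mid in the frame of bay between -0.015 and 0.015 m and y of blank3_mid in the frame of bay between -0.078 and 0.078 m), for 0.2 s.
2. the hold-down bar is across the blanks and pinned in the boss (value of joint hold_bar above 1.4 rad and z of pin_tip in the frame of boss_mouth below -0.014 m and horizontal distance between pin_tip and boss_mouth below 0.006 m), for 0.2 s.
3. the turnbuckle has drawn both jaws tight on every blank (contact force between each of jaw_near, jaw_far and blank0 above 3 N and contact force between each of jaw_near, jaw_far and blank1 above 3 N and contact force between each of jaw_near, jaw_far and blank2 above 3 N and contact force between each of jaw_near, jaw_far and blank3 above 3 N), for 0.2 s.
At the end, for the whole second after the job is handed in: Every blank stands on the bed (within 4 mm), within 15 mm of the bay's centre line and 78 mm along it, plies parallel to the jaws within 0.12 rad, squeezed by each jaw with over 3 N; the bar is across (1.40 rad or more) and the pin at least 14 mm deep in the boss (all of step 1 and all of step 2 and all of step 3 and angle between the x axis of each of blank0_mid, blank1_mid, blank2_mid, blank3_mid and the x axis of bay, either way round below 0.12 rad); the robot touches nothing.
It fails at once if something else on the bench is shoved more than 5 cm or the glue bottle is knocked over (distance of any of glue, tin, hammer, screwdriver, wool_roll, offcut, sand_block from where it was at the start of the episode above 0.05 m or angle between glue's own z axis and vertical above 0.5 rad).
Of blank0, blank1, blank2, blank3 only 2 to 4 are there at a start; the rules pass over those that are not, and their reading is None.
At some moment in a run one of blank0, blank1, blank2, blank3 may be knocked a few centimetres aside while the robot is not near it.
It also fails if it takes over 210 s, if anything falls off the work surface, if the arm or the gripper's body presses on something with over 40 N, if the wrist force passes 120 N, or if a joint passes its speed limit or range.

## Working session

There is one attempt and no reset: what is moved stays moved. The work goes in short steps, Python scripts to look and compute and a tool call to move; the robot and the scene stay as the last step left them, time stands still between calls to the robot, and variables do not carry over. Pictures are saved under pics/ and viewed, and the job is handed in when it is done.

Besides the shell and the picture viewer there is one more tool, called after "Request:" by a JSON object that holds its "name" and its "arguments". play_rows: Moves the arm, as the interface text tells. Its arguments: {"type":"object","properties":{"rows":{"type":"array","items":{"type":"array","items":{"type":"number"}}},"force":{"type":"number"}},"required":["rows"]}

```bash
ls; mkdir -p pics; python3 - <<'E'
from cell import *
import cv2
print(observe(), grip_point_offset if not callable(grip_point_offset) else grip_point_offset())
for n in ("scene","side","wrist"):
    cv2.imwrite(f"pics/a_{n}.png",get_image(n)); m=camera_model(n); print(n,m)
E
```

```text
pics
{'clock': 0.0, 'joints': array([-1.37161536,  0.43520418,  0.02495378,  1.57407426, -0.01159197,
        1.13398496, -0.07508816]), 'dq': array([ 1.86599862e-04,  1.02740102e-04, -5.37522433e-04, -1.06667626e-03,
       -1.36331892e-03, -6.40448794e-04, -9.36376945e-05]), 'joint_efforts': array([-9.45483043e-04, -6.67828774e+01,  9.84555334e-01, -3.14475811e+01,
       -6.04771636e-02,  4.25154332e-02,  2.08359011e-04]), 'position': array([0.18566141, 0.5962686 , 0.22596526]), 'ee_rot': array([ 2.52934348e+00,  1.86162989e+00, -1.79359411e-03]), 'force': array([ 0.76122249,  0.59254048, -0.07550072]), 'ft_torque': array([-0.00927017, -0.03111386, -0.02647064]), 'width': 0.998499257478554} 0.0188
scene {'K': array([[621.17029648,   0.        , 309.78295274],
       [  0.        , 621.17029648, 237.33342314],
       [  0.        ,   0.        ,   1.        ]]), 'R': array([[-0.39929118,  0.91677001, -0.0099654 ],
       [ 0.55674687,  0.23382172, -0.79709493],
       [-0.7284226 , -0.32382118, -0.60377178]]), 't': array([ 0.23168293, -0.25561489,  2.01583026])}
side {'K': array([[541.97955509,   0.        , 310.24316495],
       [  0.        , 541.97955509, 233.68160012],
       [  0.        ,   0.        ,   1.        ]]), 'R': array([[ 0.91640757, -0.40006318,  0.01210861],
       [-0.20623991, -0.49791988, -0.84234251],
       [ 0.34301934,  0.76943177, -0.53880654]]), 't': array([-0.54197805,  0.16002487,  1.17622371])}
wrist {'K': array([[335.86336513,   0.        , 322.25670665],
       [  0.        , 335.86336513, 241.29318624],
       [  0.        ,   0.        ,   1.        ]]), 'R': array([[ 0.29711253,  0.95484186, -0.00108387],
       [ 0.90973959, -0.2827332 ,  0.30403257],
       [ 0.28999658, -0.09131793, -0.95266102]]), 't': array([-0.62330331, -0.03925621,  0.39222428])}
```

View pics/a_scene.png

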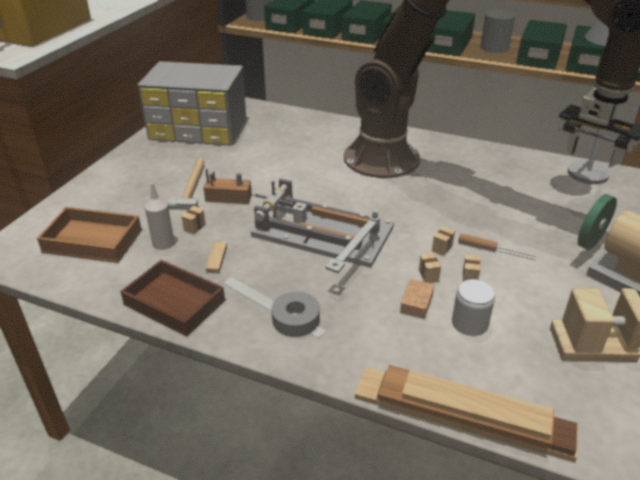

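View pics/a_side.png

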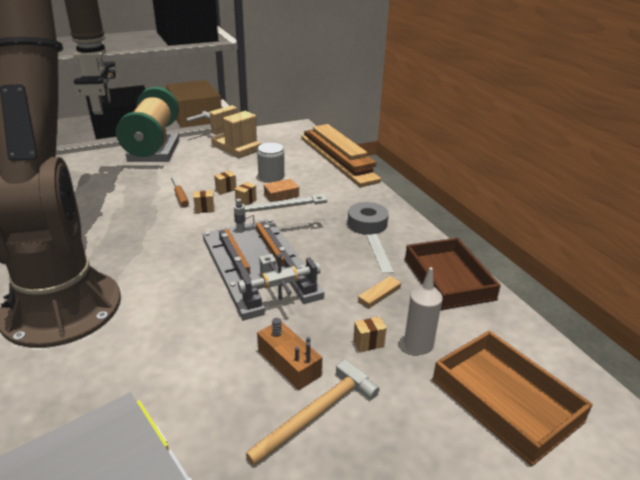

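View pics/a_wrist.png

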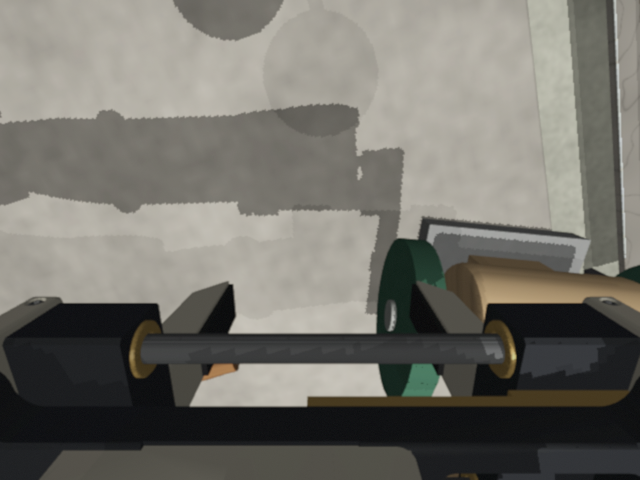

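```bash
python3 - <<'E'
import cv2
a=cv2.imread("pics/a_scene.png"); b=cv2.imread("pics/a_side.png")
cv2.imwrite("pics/b1.png",cv2.resize(a[170:350,140:400],None,fx=3,fy=3,interpolation=cv2.INTER_CUBIC))
cv2.imwrite("pics/b2.png",cv2.resize(b[140:400,180:440],None,fx=2.3,fy=2.3,interpolation=cv2.INTER_CUBIC))
cv2.imwrite("pics/b3.png",cv2.resize(a[190:350,340:560],None,fx=3.5,fy=3.5,interpolation=cv2.INTER_CUBIC))
E
```

```text
(no output)
```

View pics/b1.png

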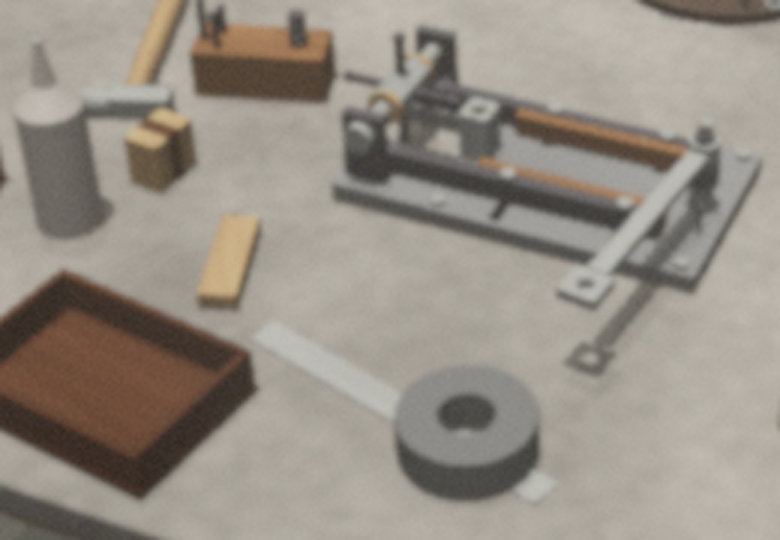

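View pics/b2.png

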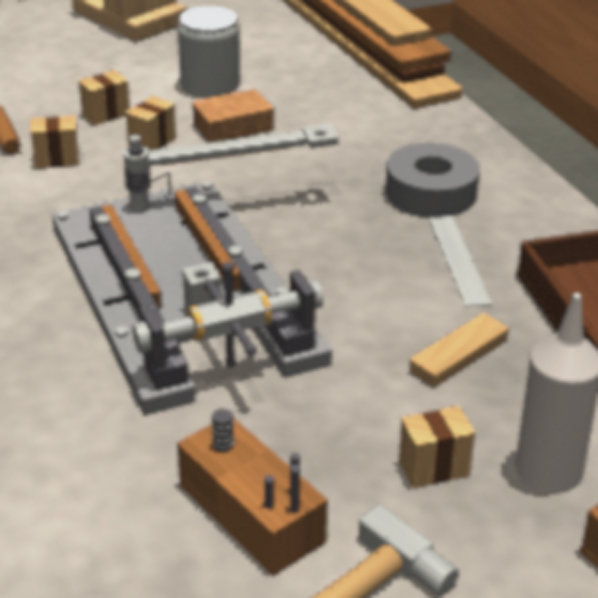

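View pics/b3.png

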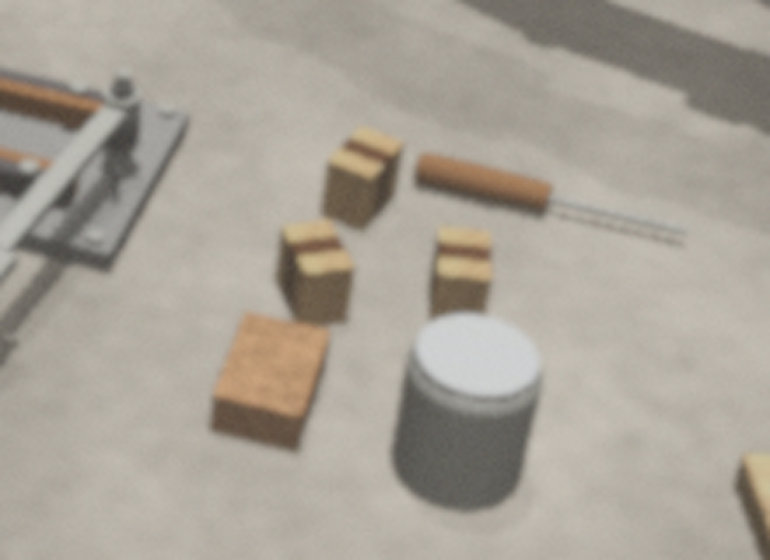

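```bash
cat > h.py <<'E'
from cell import *
import numpy as np, cv2
from scipy.spatial.transform import Rotation as Rn
def cast(m,uv,z):
    d=m["R"].T@np.linalg.solve(m["K"],[uv[0],uv[1],1.0]); c=-m["R"].T@m["t"]
    return c+d*(z-c[2])/d[2]
def proj(m,X):
    p=m["K"]@(m["R"]@np.asarray(X,float)+m["t"]); return p[:2]/p[2]
def shot(name,f):
    m=camera_model(name); im=get_image(name); cv2.imwrite("pics/"+f,im); return m,im
# yaw convention: tool-down, tool x axis heading 'yaw' in world
def delta(X,yaw=None,obs=None):
    """needed shift in tool axes (m) and turn (rad) to reach X with tool down, tool x (mod pi) heading yaw"""
    o=obs or observe(); R=Rn.from_rotvec(o["ee_rot"]); 
    s=R.inv().apply(np.asarray(X)-o["position"])
    out=s/0.15
    if yaw is None: tx=R.as_matrix()[:,0]; yaw=np.arctan2(tx[1],tx[0])
    best=None
    for k in (0,np.pi):
        c,s_=np.cos(yaw+k),np.sin(yaw+k)
        T=Rn.from_matrix(np.array([[c,s_,0],[s_,-c,0],[0,0,-1]]))
        rv=(R.inv()*T).as_rotvec()
        if best is None or np.linalg.norm(rv)<np.linalg.norm(best): best=rv
    return out, best/0.5
def say(X,yaw=None):
    o=observe(); a,b=delta(X,yaw,o); tx=Rn.from_rotvec(o["ee_rot"]).as_matrix()[:,0]
    print("t",round(o["clock"],2),"pos",o["position"].round(4),"yaw",round(np.arctan2(tx[1],tx[0]),3),"F",o["force"].round(1),"w",round(o["width"],3))
    print("total shift(frac)",a.round(3),"turn(frac)",b.round(3))
E
python3 - <<'E'
from h import *
m=camera_model("scene")
for n,uv,z in [("boss",(300,206.7),.068),("pivot",(375,213),.11),("eye",(335.7,265),.086),("pin",(238.7,174.7),.084),
 ("bA",(193.3,214.3),.052),("bB",(444.3,233.7),.052),("bC",(430.9,260.9),.052),("bD",(472.3,262.3),.052),("sd",(478,241),.02),("tin",(475,292),.1),("wool",(296,308),.04),("glue",(158,205),.12),("offcut",(217,257),.018)]:
    print(n,cast(m,uv,z).round(4))
m=camera_model("side")
f=lambda u,v:(180+u/2.3,140+v/2.3)
for n,uv,z in [("boss",f(203,272),.068),("pivot",f(135,143),.11),("eye",f(320,132),.086),("pin",f(221,414),.084),("bA",f(437,422),.052),
("bB",f(53,125),.052),("bC",f(152,106),.052),("bD",f(105,82),.052)]:
    print(n,cast(m,uv,z).round(4))
E
```

```text
boss [ 0.4444 -0.0873  0.068 ]
pivot [0.4524 0.1264 0.11  ]
eye [0.6564 0.1003 0.086 ]
pin [ 0.3851 -0.3067  0.084 ]
bA [ 0.5681 -0.3491  0.052 ]
bB [0.3919 0.2971 0.052 ]
bC [0.5135 0.2938 0.052 ]
bD [0.4798 0.3876 0.052 ]
sd [0.3457 0.3793 0.02  ]
tin [0.6399 0.4197 0.1   ]
wool [0.7809 0.0538 0.04  ]
glue [ 0.6476 -0.3958  0.12  ]
offcut [ 0.668  -0.2206  0.018 ]
boss [ 0.4476 -0.0905  0.068 ]
pivot [0.443  0.1098 0.11  ]
eye [0.6576 0.0957 0.086 ]
pin [ 0.3851 -0.3084  0.084 ]
bA [ 0.564  -0.3556  0.052 ]
bB [0.3924 0.2904 0.052 ]
bC [0.518  0.2924 0.052 ]
bD [0.4827 0.3787 0.052 ]
```

```bash
python3 - <<'E'
from h import *
say([.505,.258,.30],.6)
E
```

```text
t 0.15 pos [0.1857 0.5964 0.2261] yaw 1.269 F [ 0.2 -0.1 -1.3] w 1.0
total shift(frac) [-1.522  2.703 -0.49 ] turn(frac) [1.000e-03 2.000e-03 1.338e+00]
```

Request:
{"name": "play_rows", "arguments": {"rows": [[-0.16,0.285,-0.05,0,0,0,-1],[-0.16,0.285,-0.05,0,0,0,-1],[-0.16,0.285,-0.05,0,0,0,-1],[-0.16,0.285,-0.05,0,0,0,-1],[-0.16,0.285,-0.05,0,0,0,-1]]}}

```text
clock: 0.65
position: [0.3506, 0.4194, 0.2608]
ee_rot: [-2.515, -1.881, 0.01]
force: [1.4, 0.0, -0.5]
width: 1.0
```

```bash
python3 - <<'E'
from h import *
say([.505,.258,.30],.6)
E
```

```text
t 0.65 pos [0.3506 0.4194 0.2608] yaw 1.284 F [ 1.4  0.  -0.5] w 1.0
total shift(frac) [-0.743  1.29  -0.264] turn(frac) [-0.005  0.012  1.369]
```

Request:
{"name": "play_rows", "arguments": {"rows": [[-0.11,0.27,-0.05,0,0,0.28,-1],[-0.08,0.29,-0.05,0,0,0.28,-1],[-0.05,0.29,-0.05,0,0,0.28,-1],[-0.02,0.29,-0.05,0,0,0.28,-1],[0,0.29,-0.05,0,0,0.28,-1]]}}

```text
clock: 1.15
position: [0.5167, 0.2607, 0.2991]
ee_rot: [3.018, 0.868, -0.011]
force: [1.2, -0.5, 0.0]
width: 0.999
```

Request:
{"name": "play_rows", "arguments": {"rows": [[0,0,0,0,0,0,-1]]}}

```text
clock: 1.25
position: [0.5211, 0.2541, 0.3002]
ee_rot: [3.021, 0.845, -0.007]
force: [-0.8, -0.4, 0.4]
width: 1.001
```

```bash
python3 - <<'E'
from h import *
say([.505,.258,.30],.6)
shot("wrist","c1.png")
E
```

```text
t 1.25 pos [0.5211 0.2541 0.3002] yaw 0.545 F [-0.8 -0.4  0.4] w 1.001
total shift(frac) [-0.078 -0.078  0.002] turn(frac) [ 0.007  0.011 -0.109]
```

View pics/c1.png

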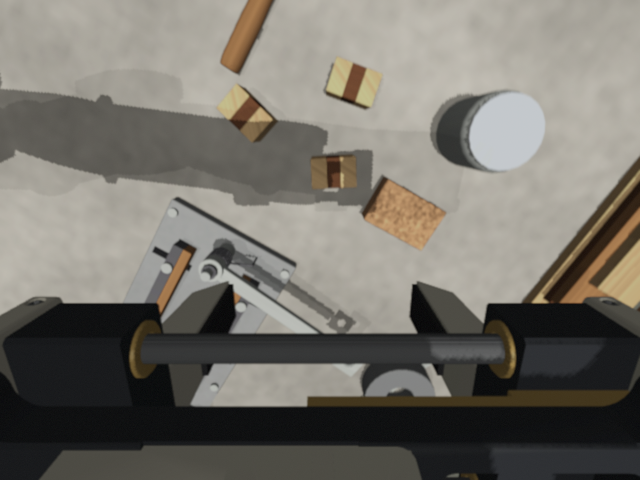

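```bash
python3 - <<'E'
import cv2,numpy as np
a=cv2.imread("pics/c1.png")
c=a[40:230,200:460]
cv2.imwrite("pics/c1b.png",cv2.resize(c,None,fx=3,fy=3,interpolation=cv2.INTER_CUBIC))
h=cv2.cvtColor(a,cv2.COLOR_BGR2HSV)
for p in [(335,83),(355,85),(372,88),(238,100),(245,112),(258,122),(320,172),(334,172),(350,172),(334,186),(405,210),(300,100),(300,150)]: print(p,h[p[1],p[0]])
E
```

```text
(335, 83) [ 27  69 195]
(355, 85) [ 11 143 112]
(372, 88) [ 20  89 194]
(238, 100) [ 24  76 194]
(245, 112) [ 11 143 100]
(258, 122) [ 17 107 134]
(320, 172) [ 18 107 114]
(334, 172) [ 11 145  65]
(350, 172) [ 18 109 115]
(334, 186) [ 11 129 105]
(405, 210) [ 15 112 182]
(300, 100) [ 21  20 177]
(300, 150) [23 21 97]
```

View pics/c1b.png

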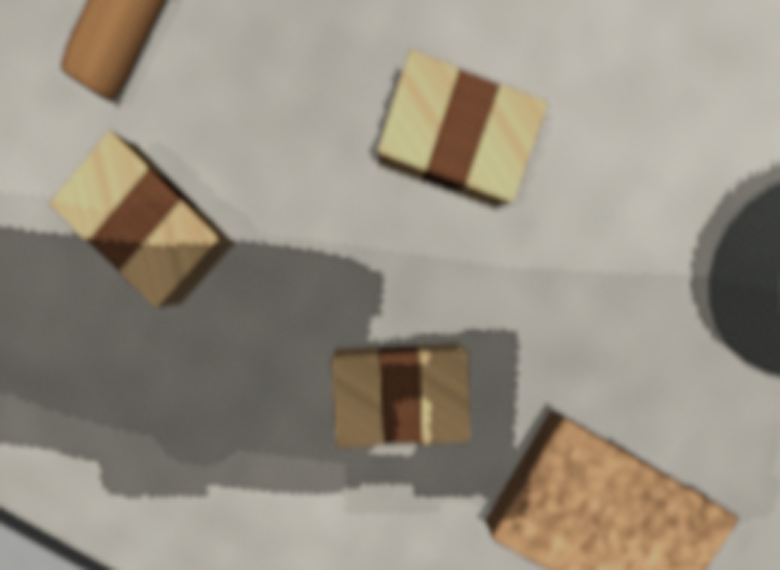

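```bash
cat >> h.py <<'E'
def blanks(m,im,z=.052,show=True):
    h=cv2.cvtColor(im,cv2.COLOR_BGR2HSV)
    k=((h[...,1]>52)&(h[...,0]>7)&(h[...,0]<33)&(h[...,2]>40)).astype(np.uint8)
    k[295:]=0
    k=cv2.morphologyEx(k,cv2.MORPH_CLOSE,np.ones((3,3)));k=cv2.morphologyEx(k,cv2.MORPH_OPEN,np.ones((3,3)))
    out=[]
    for c in cv2.findContours(k,cv2.RETR_EXTERNAL,cv2.CHAIN_APPROX_NONE)[0]:
        if cv2.contourArea(c)<150: continue
        P=np.array([cast(m,p[0],z)[:2] for p in c])
        (cx,cy),(w,hh),_=cv2.minAreaRect((P*1000).astype(np.float32))
        b=cv2.boxPoints(cv2.minAreaRect((P*1000).astype(np.float32)))
        e=b[1]-b[0]; f=b[2]-b[1]; l=e if np.hypot(*e)>np.hypot(*f) else f
        yaw=np.arctan2(l[1],l[0]); yaw=(yaw+np.pi/2)%np.pi-np.pi/2
        L,S=max(w,hh),min(w,hh)
        uv=c[:,0].mean(0)
        if show: print("blob px",uv.round(0),"xy",round(cx/1000,4),round(cy/1000,4),"size",round(L,1),round(S,1),"yaw",round(yaw,3))
        out.append((cx/1000,cy/1000,L,S,yaw))
    return out
E
python3 - <<'E'
from h import *
m=camera_model("wrist"); im=cv2.imread("pics/c1.png"); blanks(m,im)
def px(u,v,z): print((u,v),cast(m,(u,v),z).round(4))
px(211,268,.11); 
E
```

```text
blob px [178. 271.] xy 0.4034 0.0794 size 83.5 15.4 yaw 1.564
blob px [612. 258.] xy 0.8518 0.3821 size 140.4 105.6 yaw -0.74
blob px [402. 213.] xy 0.6092 0.2968 size 91.9 58.1 yaw 0.055
blob px [589. 230.] xy 0.8199 0.3975 size 198.9 22.4 yaw -1.515
blob px [333. 172.] xy 0.5083 0.2957 size 54.4 39.6 yaw 0.593
blob px [246. 114.] xy 0.3904 0.2981 size 59.3 38.3 yaw -0.222
blob px [353.  83.] xy 0.4756 0.3881 size 54.5 39.6 yaw 0.22
blob px [246.  33.] xy 0.3512 0.3698 size 80.9 24.2 yaw -1.57
(211, 268) [0.444  0.1385 0.11  ]
```

```bash
python3 - <<'E'
from h import *
say([.508,.296,.10],.593)
E
```

```text
t 1.3 pos [0.519  0.2571 0.2996] yaw 0.552 F [-0.6 -0.1  0. ] w 1.0
total shift(frac) [ 0.082 -0.261  1.33 ] turn(frac) [ 0.002  0.013 -0.081]
```

Request:
{"name": "play_rows", "arguments": {"rows": [[0.02,-0.07,0.3,0,0,-0.04,-0.56],[0.02,-0.065,0.3,0,0,-0.04,-0.56],[0.02,-0.065,0.3,0,0,0,-0.56],[0.02,-0.065,0.3,0,0,0,-0.56],[0,0,0.0,0,0,0,-0.56]]}}

```text
clock: 1.8
position: [0.5033, 0.303, 0.1148]
ee_rot: [-2.997, -0.936, 0.006]
force: [-1.1, -0.4, 0.4]
width: 0.777
```

```bash
python3 - <<'E'
from h import *
say([.508,.296,.031],.593)
m,im=shot("wrist","c2.png"); print(camera_model("wrist")["t"])
E
```

```text
t 1.8 pos [0.5033 0.303  0.1148] yaw 0.605 F [-1.1 -0.4  0.4] w 0.777
total shift(frac) [0.001 0.058 0.559] turn(frac) [-0.006  0.006  0.024]
[-0.58779295 -0.04198821  0.2763177 ]
```

View pics/c2.png

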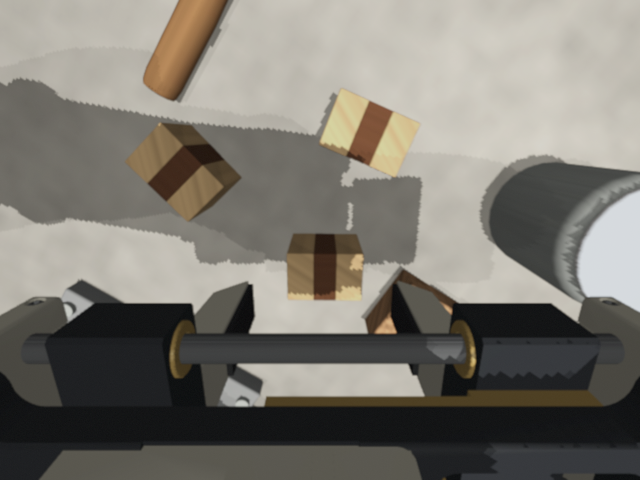

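Request:
{"name": "play_rows", "arguments": {"rows": [[0,0.03,0.2,0,0,0.02,-0.56],[0,0.03,0.2,0,0,0,-0.56],[0,0,0.15,0,0,0,-0.56],[0,0,0,0,0,0,-0.56]]}}

```text
clock: 2.25
position: [0.5162, 0.3001, 0.044]
ee_rot: [-2.995, -0.924, -0.02]
force: [0.1, 1.1, 0.8]
width: 0.778
```

```bash
python3 - <<'E'
from h import *
say([.508,.296,.030],.593)
E
```

```text
t 2.25 pos [0.5162 0.3001 0.044 ] yaw 0.598 F [0.1 1.1 0.8] w 0.778
total shift(frac) [-0.062 -0.008  0.092] turn(frac) [-0.007 -0.029  0.011]
```

Request:
{"name": "play_rows", "arguments": {"rows": [[-0.06,-0.01,0.05,-0.007,-0.029,0.01,-0.56],[0,0,0.04,0,0,0,-0.56],[0,0,0,0,0,0,-0.56]]}}

```text
clock: 2.55
position: [0.5107, 0.2981, 0.0358]
ee_rot: [-3.002, -0.918, -0.01]
force: [0.1, 0.2, -0.6]
width: 0.778
```

```bash
python3 - <<'E'
from h import *
say([.508,.296,.030],.593)
E
```

```text
t 2.55 pos [0.5107 0.2981 0.0358] yaw 0.594 F [ 0.1  0.2 -0.6] w 0.778
total shift(frac) [-0.023  0.001  0.039] turn(frac) [-0.    -0.014  0.001]
```

Request:
{"name": "play_rows", "arguments": {"rows": [[-0.03,0,0.05,0,-0.018,0,-0.56],[0,0,0,0,0,0,0.2],[0,0,0,0,0,0,0.2],[0,0,0,0,0,0,0.2],[0,0,0,0,0,0,0.2]], "force": 25}}

```text
clock: 3.05
position: [0.5077, 0.2963, 0.0298]
ee_rot: [-3.003, -0.92, -0.0]
force: [0.1, -0.1, -0.8]
width: 0.587
```

```bash
python3 - <<'E'
from h import *
say([.508,.296,.17],.593)
say([.45,-.065,.28],0)
E
```

```text
t 3.05 pos [0.5077 0.2963 0.0298] yaw 0.594 F [ 0.1 -0.1 -0.8] w 0.587
total shift(frac) [ 0.001  0.002 -0.935] turn(frac) [-0.001 -0.001  0.002]
t 3.05 pos [0.5077 0.2963 0.0298] yaw 0.594 F [ 0.1 -0.1 -0.8] w 0.587
total shift(frac) [-1.667  1.78  -1.669] turn(frac) [-1.000e-03 -0.000e+00  1.188e+00]
```

Request:
{"name": "play_rows", "arguments": {"rows": [[0,0,-0.33,0,0,0,0.2],[0,0,-0.33,0,0,0,0.2],[0,0,-0.33,0,0,0,0.2],[0,0,-0.33,0,0,0,0.2],[0,0,-0.33,0,0,0,0.2]]}}

```text
clock: 3.55
position: [0.5039, 0.2938, 0.2759]
ee_rot: [2.999, 0.917, -0.025]
force: [0.9, 0.5, -1.2]
width: 0.59
```

```bash
python3 - <<'E'
from h import *
say([.45,-.065,.30],0)
E
```

```text
t 3.55 pos [0.5039 0.2938 0.2759] yaw 0.594 F [ 0.9  0.5 -1.2] w 0.59
total shift(frac) [-1.638  1.782 -0.131] turn(frac) [0.012 0.032 1.187]
```

Request:
{"name": "play_rows", "arguments": {"rows": [[-0.22,0.24,-0.02,0.01,0.03,0.25,0.2],[-0.19,0.27,-0.02,0,0,0.25,0.2],[-0.156,0.29,-0.02,0,0,0.25,0.2],[-0.12,0.31,-0.02,0,0,0.25,0.2],[-0.08,0.32,-0.02,0,0,0.2,0.2]]}}

```text
clock: 4.05
position: [0.4697, 0.0541, 0.298]
ee_rot: [-3.127, 0.024, -0.018]
force: [1.8, -0.2, -0.1]
width: 0.586
```

```bash
python3 - <<'E'
from h import *
say([.45,-.065,.30],0)
E
```

```text
t 4.05 pos [0.4697 0.0541 0.298 ] yaw -0.015 F [ 1.8 -0.2 -0.1] w 0.586
total shift(frac) [-0.119  0.795 -0.027] turn(frac) [-0.029 -0.023 -0.03 ]
```

Request:
{"name": "play_rows", "arguments": {"rows": [[-0.04,0.3,-0.01,-0.02,-0.02,-0.03,0.2],[-0.04,0.3,-0.01,0,0,0,0.2],[-0.04,0.15,0,0,0,0,0.2],[0,0,0,0,0,0,0.2],[0,0,0,0,0,0,0.2]]}}

```text
clock: 4.55
position: [0.4466, -0.0705, 0.3014]
ee_rot: [-3.135, 0.025, -0.006]
force: [0.4, 0.8, -1.4]
width: 0.582
```

```bash
python3 - <<'E'
from h import *
say([.45,-.065,.30],0)
m,im=shot("wrist","d1.png"); np.savez("d1.npz",**m)
E
```

```text
t 4.55 pos [ 0.4466 -0.0705  0.3014] yaw -0.016 F [ 0.4  0.8 -1.4] w 0.582
total shift(frac) [ 0.022 -0.037  0.01 ] turn(frac) [-0.012 -0.008 -0.032]
```

View pics/d1.png

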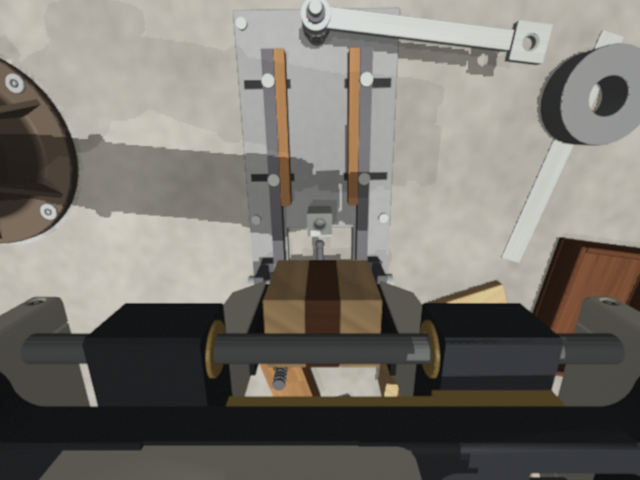

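```bash
python3 - <<'E'
from h import *
im=cv2.imread("pics/d1.png"); m=dict(np.load("d1.npz"))
cv2.imwrite("pics/d1b.png",cv2.resize(im[0:270,225:400],None,fx=2.2,fy=2.2,interpolation=cv2.INTER_CUBIC))
cv2.imwrite("pics/d1c.png",np.hstack([cv2.resize(im[185:255,280:360],None,fx=5,fy=5,interpolation=cv2.INTER_CUBIC),cv2.resize(im[5:75,490:570],None,fx=5,fy=5,interpolation=cv2.INTER_CUBIC)]))
h=cv2.cvtColor(im,cv2.COLOR_BGR2HSV)
k=((h[...,1]>100)&(h[...,0]>7)&(h[...,0]<25)).astype(np.uint8); k[208:]=0
k=cv2.morphologyEx(k,cv2.MORPH_OPEN,np.ones((3,3)))
for c in cv2.findContours(k,cv2.RETR_EXTERNAL,cv2.CHAIN_APPROX_NONE)[0]:
    if cv2.contourArea(c)<150: continue
    print(cv2.boundingRect(c))
    P=np.array([cast(m,p[0],.044)[:2] for p in c])
    r=cv2.minAreaRect((P*1000).astype(np.float32)); print(r, cv2.boxPoints(r).round(1).tolist())
for n,uv,z in [("boss",(319,223),.068),("eye",(530.5,42),.086),("pivot",(316,9),.11)]: print(n,cast(m,uv,z).round(4))
E
```

```text
(274, 49, 17, 157)
((402.9044189453125, 15.668960571289062), (174.32032775878906, 12.757579803466797), 89.90912628173828) [[396.3999938964844, -71.5], [409.1000061035156, -71.5], [409.3999938964844, 102.80000305175781], [396.70001220703125, 102.80000305175781]]
(347, 48, 13, 156)
((485.33306884765625, 16.069091796875), (172.9802703857422, 12.787362098693848), 89.95733642578125) [[478.8999938964844, -70.4000015258789], [491.70001220703125, -70.4000015258789], [491.79998779296875, 102.5999984741211], [479.0, 102.5999984741211]]
boss [ 0.4437 -0.0894  0.068 ]
eye [0.6564 0.0958 0.086 ]
pivot [0.4452 0.1195 0.11  ]
```

View pics/d1b.png

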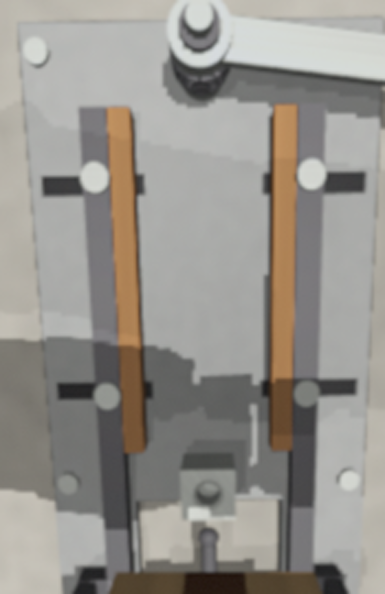

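View pics/d1c.png

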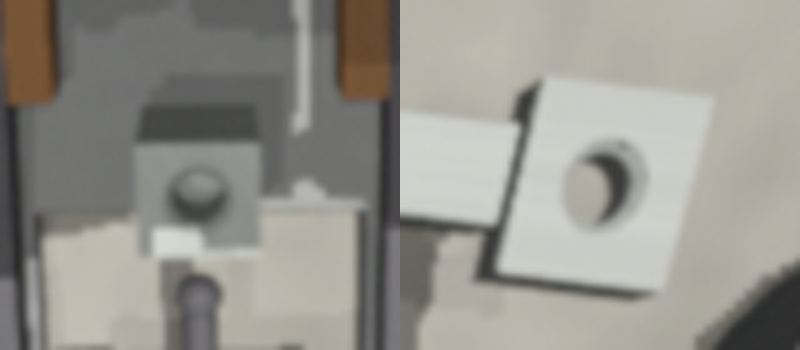

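```bash
python3 - <<'E'
from h import *
m=dict(np.load("d1.npz"))
for uv in [(225+93/2.2,177/2.2),(225+312/2.2,174/2.2),(225+107/2.2,396/2.2),(225+306/2.2,393/2.2)]: print((cast(m,uv,.044)-[.4445,.0165,0]).round(4),(cast(m,uv,.052)-[.4445,.0165,0]).round(4))
say([.444,-.0465,.12],0.003)
E
```

```text
[-0.0563  0.0549  0.044 ] [-0.0552  0.0537  0.052 ]
[0.0562 0.0546 0.044 ] [0.0552 0.0534 0.052 ]
[-0.0557 -0.0566  0.044 ] [-0.0546 -0.0557  0.052 ]
[ 0.0554 -0.0568  0.044 ] [ 0.0544 -0.0558  0.052 ]
t 4.6 pos [ 0.4466 -0.0704  0.3014] yaw -0.016 F [-0.4  0.4 -1.3] w 0.586
total shift(frac) [-0.024 -0.152  1.21 ] turn(frac) [-0.012 -0.008 -0.037]
```

Request:
{"name": "play_rows", "arguments": {"rows": [[-0.01,-0.04,0.3,-0.012,-0.008,-0.037,0.2],[-0.01,-0.04,0.3,0,0,0,0.2],[0,-0.04,0.3,0,0,0,0.2],[0,-0.03,0.3,0,0,0,0.2],[0,0,0,0,0,0,0.2]]}}

```text
clock: 5.1
position: [0.4483, -0.0397, 0.1174]
ee_rot: [-3.14, -0.023, -0.009]
force: [-0.2, -0.1, -0.9]
width: 0.587
```

```bash
python3 - <<'E'
from h import *
say([.444,-.0465,.075],0.002)
E
```

```text
t 5.1 pos [ 0.4483 -0.0397  0.1174] yaw 0.015 F [-0.2 -0.1 -0.9] w 0.587
total shift(frac) [-0.031  0.045  0.282] turn(frac) [-0.003 -0.012  0.025]
```

Request:
{"name": "play_rows", "arguments": {"rows": [[-0.031,0.045,0.1,0,-0.012,0.025,0.2],[0,0,0.1,0,0,0,0.2],[0,0,0,0,0,0,0.2],[0,0,0,0,0,0,0.2]]}}

```text
clock: 5.5
position: [0.4472, -0.0434, 0.0911]
ee_rot: [-3.139, -0.012, -0.002]
force: [0.6, -0.8, -0.1]
width: 0.584
```

```bash
python3 - <<'E'
from h import *
say([.444,-.0465,.051],0.002)
E
```

```text
t 5.5 pos [ 0.4472 -0.0434  0.0911] yaw 0.008 F [ 0.6 -0.8 -0.1] w 0.584
total shift(frac) [-0.022  0.021  0.267] turn(frac) [-0.005 -0.003  0.012]
```

Request:
{"name": "play_rows", "arguments": {"rows": [[-0.03,0.025,0.08,0,0,0.015,0.2],[0,0,0.08,0,0,0,0.2],[0,0,0.08,0,0,0,0.2],[0,0,0,0,0,0,0.2]]}}

```text
clock: 5.9
position: [0.4477, -0.0453, 0.0585]
ee_rot: [-3.136, -0.005, -0.016]
force: [-0.5, -0.2, -1.3]
width: 0.589
```

```bash
python3 - <<'E'
from h import *
say([.444,-.0465,.051],0.002)
E
```

```text
t 5.9 pos [ 0.4477 -0.0453  0.0585] yaw 0.003 F [-0.5 -0.2 -1.3] w 0.589
total shift(frac) [-0.025  0.008  0.05 ] turn(frac) [-0.01  -0.02   0.003]
```

Request:
{"name": "play_rows", "arguments": {"rows": [[-0.03,0.008,0.04,-0.01,-0.02,0,0.2],[0,0,0.03,0,0,0,0.2],[0,0,0,0,0,0,0.2]]}}

```text
clock: 6.2
position: [0.4431, -0.0464, 0.0482]
ee_rot: [-3.141, -0.005, 0.002]
force: [0.2, 1.0, -0.8]
width: 0.586
```

```bash
python3 - <<'E'
from h import *
say([.444,-.0465,.050],0.002)
E
```

```text
t 6.2 pos [ 0.4431 -0.0464  0.0482] yaw 0.003 F [ 0.2  1.  -0.8] w 0.586
total shift(frac) [ 0.006  0.001 -0.012] turn(frac) [-0.001  0.002  0.003]
```

Request:
{"name": "play_rows", "arguments": {"rows": [[0,0,0,0,0,0,-0.3],[0,0,0,0,0,0,-0.3],[0,0,0,0,0,0,-0.3]]}}

```text
clock: 6.5
position: [0.4432, -0.0464, 0.0481]
ee_rot: [-3.141, -0.006, 0.002]
force: [0.7, -0.1, -0.2]
width: 0.648
```

Request:
{"name": "play_rows", "arguments": {"rows": [[0,0,-0.2,0,0,0,-0.3],[0,0,-0.33,0,0,0,-0.3],[0,0,-0.33,0,0,0,-1],[0,0,-0.33,0,0,0,-1],[0,0,-0.33,0,0,0,-1]]}}

```text
clock: 7.0
position: [0.4395, -0.047, 0.2766]
ee_rot: [3.138, 0.003, -0.024]
force: [2.0, 0.7, 0.4]
width: 0.861
```

```bash
python3 - <<'E'
from h import *
shot("scene","e1.png"); a=cv2.imread("pics/e1.png")
cv2.imwrite("pics/e1b.png",cv2.resize(a[170:300,220:500],None,fx=2.8,fy=2.8,interpolation=cv2.INTER_CUBIC))
say([.42,.23,.28],0.0)
E
```

```text
t 7.05 pos [ 0.4431 -0.0477  0.2836] yaw 0.0 F [ 4.5 -1.   7.2] w 0.901
total shift(frac) [-0.153 -1.851  0.021] turn(frac) [0.004 0.011 0.001]
```

View pics/e1b.png

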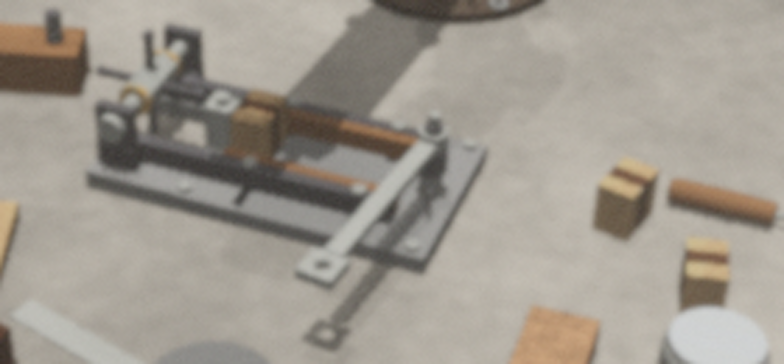

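Request:
{"name": "play_rows", "arguments": {"rows": [[-0.06,-0.32,0,0,0.01,0.1,-1],[-0.06,-0.32,0.03,0,0,0.1,-1],[-0.06,-0.32,0.05,0,0,0.1,-1],[-0.06,-0.32,0.05,0,0,0.1,-1],[-0.06,-0.32,0.08,0,0,0.05,-1]]}}

```text
clock: 7.55
position: [0.4274, 0.1942, 0.259]
ee_rot: [-3.111, 0.385, -0.022]
force: [1.2, 0.6, -0.4]
width: 1.0
```

Request:
{"name": "play_rows", "arguments": {"rows": [[0,-0.1,0.1,0,0,0,-1],[0,0,0,0,0,0,-1],[0,0,0,0,0,0,-1]]}}

```text
clock: 7.85
position: [0.4292, 0.216, 0.242]
ee_rot: [-3.113, 0.37, -0.019]
force: [1.0, -0.5, 0.3]
width: 1.001
```

```bash
python3 - <<'E'
from h import *
say([.39,.298,.1],-.222)
m,im=shot("wrist","e2.png"); blanks(m,im)
E
```

```text
t 7.85 pos [0.4292 0.216  0.242 ] yaw -0.237 F [ 1.  -0.5  0.3] w 1.001
total shift(frac) [-0.392 -0.463  0.946] turn(frac) [-0.015 -0.023 -0.029]
blob px [265. 150.] xy 0.3922 0.294 size 56.7 35.9 yaw -0.236
blob px [483.  99.] xy 0.6087 0.2904 size 95.5 57.1 yaw 0.044
blob px [203.  78.] xy 0.3539 0.3699 size 92.7 23.8 yaw 1.556
blob px [329.  31.] xy 0.4791 0.3827 size 56.7 43.8 yaw 0.219
```

View pics/e2.png

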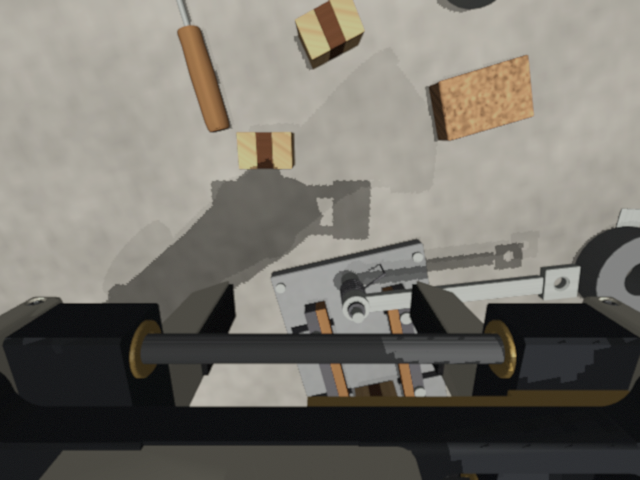

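```bash
python3 - <<'E'
from h import *
m=camera_model("wrist")
for p in [(206,131),(228,127),(217,131),(238,132),(238,166),(293,131),(293,168)]: print(p,cast(m,p,.015 if p[0]<230 else .052).round(4))
say([.391,.295,.1],-.236)
E
```

```text
(206, 131) [0.3295 0.3289 0.015 ]
(228, 127) [0.354  0.3273 0.015 ]
(217, 131) [0.3411 0.3261 0.015 ]
(238, 132) [0.371  0.3173 0.052 ]
(238, 166) [0.3609 0.286  0.052 ]
(293, 131) [0.424  0.3055 0.052 ]
(293, 168) [0.4146 0.2709 0.052 ]
t 7.9 pos [0.4291 0.2158 0.242 ] yaw -0.237 F [-0.2  0.7 -0.5] w 1.0
total shift(frac) [-0.382 -0.446  0.946] turn(frac) [-0.016 -0.022 -0.002]
```

Request:
{"name": "play_rows", "arguments": {"rows": [[-0.1,-0.11,0.27,-0.016,-0.022,0,-0.56],[-0.1,-0.11,0.27,0,0,0,-0.56],[-0.1,-0.11,0.2,0,0,0,-0.56],[-0.05,-0.08,0.1,0,0,0,-0.56],[0,0,0,0,0,0,-0.56]]}}

```text
clock: 8.4
position: [0.3985, 0.2841, 0.118]
ee_rot: [-3.111, 0.391, -0.013]
force: [-0.5, -0.4, -0.2]
width: 0.781
```

```bash
python3 - <<'E'
from h import *
say([.391,.293,.03],-.236)
E
```

```text
t 8.4 pos [0.3985 0.2841 0.118 ] yaw -0.25 F [-0.5 -0.4 -0.2] w 0.781
total shift(frac) [-0.068 -0.041  0.586] turn(frac) [-0.014 -0.015 -0.028]
```

Request:
{"name": "play_rows", "arguments": {"rows": [[-0.06,-0.04,0.12,-0.014,-0.015,-0.028,-0.56],[-0.01,-0.01,0.12,0,0,0,-0.56],[0,0,0.12,0,0,0,-0.56],[0,0,0,0,0,0,-0.56]]}}

```text
clock: 8.8
position: [0.396, 0.2899, 0.0686]
ee_rot: [-3.114, 0.38, -0.009]
force: [0.4, -0.2, 0.0]
width: 0.776
```

```bash
python3 - <<'E'
from h import *
say([.391,.293,.03],-.236)
E
```

```text
t 8.8 pos [0.396  0.2899 0.0686] yaw -0.243 F [ 0.4 -0.2  0. ] w 0.776
total shift(frac) [-0.039 -0.011  0.257] turn(frac) [-0.01  -0.01  -0.014]
```

Request:
{"name": "play_rows", "arguments": {"rows": [[-0.05,-0.015,0.1,-0.01,-0.01,-0.014,-0.56],[-0.01,0,0.1,0,0,0,-0.56],[0,0,0.06,0,0,0,-0.56],[0,0,0,0,0,0,-0.56]]}}

```text
clock: 9.2
position: [0.3912, 0.2937, 0.0322]
ee_rot: [-3.115, 0.375, -0.006]
force: [0.3, 0.0, -0.6]
width: 0.78
```

```bash
python3 - <<'E'
from h import *
say([.391,.293,.03],-.236)
E
```

```text
t 9.2 pos [0.3912 0.2937 0.0322] yaw -0.24 F [ 0.3  0.  -0.6] w 0.78
total shift(frac) [-0.     0.005  0.015] turn(frac) [-0.01  -0.007 -0.008]
```

Request:
{"name": "play_rows", "arguments": {"rows": [[0,0,0.015,-0.01,-0.01,0,0.2],[0,0,0,0,0,0,0.2],[0,0,0,0,0,0,0.2],[0,0,0,0,0,0,0.2]]}}

```text
clock: 9.6
position: [0.3923, 0.2941, 0.0315]
ee_rot: [-3.118, 0.376, 0.001]
force: [0.0, 0.3, -0.9]
width: 0.586
```

Request:
{"name": "play_rows", "arguments": {"rows": [[0,0,-0.2,0,0,0,0.2],[0,0,-0.33,0,0,0,0.2],[0,0,-0.33,0,0,0,0.2],[0,0,-0.33,0,0,0,0.2],[0,0,0,0,0,-0.2,0.2]]}}

```text
clock: 10.1
position: [0.3919, 0.2929, 0.2157]
ee_rot: [3.132, -0.22, -0.004]
force: [0.3, 0.2, -0.8]
width: 0.586
```

```bash
python3 - <<'E'
from h import *
say([.444,-.0045,.19],0.002)
E
```

```text
t 10.1 pos [0.3919 0.2929 0.2157] yaw -0.14 F [ 0.3  0.2 -0.8] w 0.586
total shift(frac) [0.622 1.914 0.174] turn(frac) [ 0.004  0.005 -0.285]
```

Request:
{"name": "play_rows", "arguments": {"rows": [[0.1,0.31,0.0,0,0,-0.15,0.2],[0.08,0.32,0.0,0,0,-0.12,0.2],[0.06,0.33,0.0,0,0,0,0.2],[0.06,0.33,0,0,0,0,0.2],[0.06,0.33,0,0,0,0,0.2]]}}

```text
clock: 10.6
position: [0.4382, 0.0527, 0.2189]
ee_rot: [-3.135, -0.031, -0.007]
force: [1.8, 0.2, -0.9]
width: 0.585
```

```bash
python3 - <<'E'
from h import *
say([.444,-.0045,.12],0.002)
E
```

```text
t 10.6 pos [0.4382 0.0527 0.2189] yaw 0.02 F [ 1.8  0.2 -0.9] w 0.585
total shift(frac) [0.028 0.386 0.657] turn(frac) [-0.013 -0.009  0.035]
```

Request:
{"name": "play_rows", "arguments": {"rows": [[0.0,0.16,0.12,-0.013,-0.009,0.035,0.2],[0.01,0.12,0.2,0,0,0,0.2],[0.0,0.03,0.2,0,0,0,0.2],[0,0,0.1,0,0,0,0.2],[0,0,0,0,0,0,0.2]]}}

```text
clock: 11.1
position: [0.4418, -0.0044, 0.1255]
ee_rot: [-3.141, 0.02, -0.011]
force: [0.4, -0.1, 0.1]
width: 0.585
```

```bash
python3 - <<'E'
from h import *
say([.444,-.0045,.051],0.002)
E
```

```text
t 11.1 pos [ 0.4418 -0.0044  0.1255] yaw -0.012 F [ 0.4 -0.1  0.1] w 0.585
total shift(frac) [0.011 0.001 0.497] turn(frac) [-0.001 -0.014 -0.029]
```

Request:
{"name": "play_rows", "arguments": {"rows": [[0.0,0.0,0.12,0,-0.014,-0.029,0.2],[0.0,0,0.12,0,0,0,0.2],[0.0,0.0,0.12,0,0,0,0.2],[0,0,0,0,0,0,0.2]]}}

```text
clock: 11.5
position: [0.4439, -0.0031, 0.0732]
ee_rot: [-3.14, -0.007, -0.006]
force: [-0.4, -0.4, -0.7]
width: 0.585
```

```bash
python3 - <<'E'
from h import *
say([.444,-.0045,.050],0.002)
E
```

```text
t 11.5 pos [ 0.4439 -0.0031  0.0732] yaw 0.004 F [-0.4 -0.4 -0.7] w 0.585
total shift(frac) [-0.     0.009  0.154] turn(frac) [-0.004 -0.007  0.004]
```

Request:
{"name": "play_rows", "arguments": {"rows": [[-0.01,0.01,0.08,-0.004,-0.007,0,0.2],[0.0,0,0.07,0,0,0,0.2],[0.0,0.0,0.02,0,0,0,0.2],[0,0,0,0,0,0,0.2]]}}

```text
clock: 11.9
position: [0.4449, -0.0039, 0.0499]
ee_rot: [-3.139, -0.008, -0.007]
force: [1.1, -0.1, -1.1]
width: 0.585
```

```bash
python3 - <<'E'
from h import *
say([.444,-.0045,.050],0.002)
E
```

```text
t 11.9 pos [ 0.4449 -0.0039  0.0499] yaw 0.005 F [ 1.1 -0.1 -1.1] w 0.585
total shift(frac) [-0.006  0.004 -0.001] turn(frac) [-0.005 -0.009  0.006]
```

Request:
{"name": "play_rows", "arguments": {"rows": [[0,0,0,0,0,0,-0.3],[0,0,0,0,0,0,-0.3],[0,0,0,0,0,0,-0.3]]}}

```text
clock: 12.2
position: [0.4456, -0.0037, 0.0502]
ee_rot: [-3.139, -0.008, -0.01]
force: [-0.1, -1.7, 0.2]
width: 0.653
```

Request:
{"name": "play_rows", "arguments": {"rows": [[0,0,-0.2,0,0,0,-0.3],[0,0,-0.33,0,0,0,-0.3],[0,0,-0.33,0,0,0,-1],[0,0,-0.33,0,0,0,-1],[0,-0.1,-0.2,0,0,0,-1]]}}

```text
clock: 12.7
position: [0.4415, 0.0085, 0.2617]
ee_rot: [3.14, 0.001, -0.005]
force: [0.3, -0.1, -0.1]
width: 0.863
```

```bash
python3 - <<'E'
from h import *
say([.479,.30,.22],0.2)
E
```

```text
t 12.7 pos [0.4415 0.0085 0.2617] yaw 0.001 F [ 0.3 -0.1 -0.1] w 0.863
total shift(frac) [ 0.253 -1.944  0.274] turn(frac) [ 0.002  0.007 -0.398]
```

Request:
{"name": "play_rows", "arguments": {"rows": [[0.06,-0.32,0.03,0,0,-0.2,-1],[0.02,-0.33,0.05,0,0,-0.2,-1],[0.0,-0.33,0.05,0,0,0,-1],[0.0,-0.33,0.05,0,0,0,-1],[0,-0.33,0.05,0,0,0,-1]]}}

```text
clock: 13.2
position: [0.4247, 0.2517, 0.2356]
ee_rot: [-3.121, -0.309, -0.022]
force: [1.3, -0.4, 0.1]
width: 1.0
```

Request:
{"name": "play_rows", "arguments": {"rows": [[0,-0.25,0.05,0,0,0,-1],[0,0,0,0,0,0,-1],[0,0,0,0,0,0,-1]]}}

```text
clock: 13.5
position: [0.4132, 0.2974, 0.2263]
ee_rot: [-3.119, -0.327, -0.018]
force: [-0.9, -1.8, -1.0]
width: 1.001
```

```bash
python3 - <<'E'
from h import *
say([.478,.385,.1],.22)
m,im=shot("wrist","e3.png"); blanks(m,im)
E
```

```text
t 13.5 pos [0.4132 0.2974 0.2263] yaw 0.209 F [-0.9 -1.8 -1. ] w 1.001
total shift(frac) [ 0.533 -0.478  0.851] turn(frac) [-0.009 -0.025 -0.022]
blob px [496. 253.] xy 0.6036 0.2973 size 99.3 61.6 yaw 0.044
blob px [404. 143.] xy 0.4761 0.3862 size 61.7 34.9 yaw 0.209
blob px [270. 122.] xy 0.3489 0.3767 size 91.7 23.1 yaw 1.562
```

View pics/e3.png

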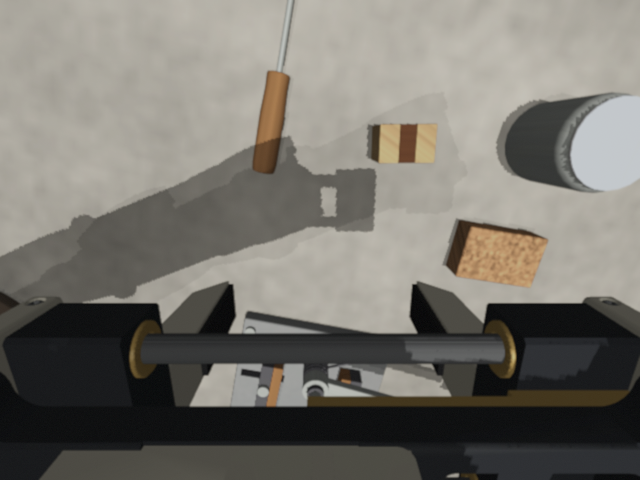

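Request:
{"name": "play_rows", "arguments": {"rows": [[0.13,-0.12,0.2,-0.01,-0.025,0,-0.56],[0.13,-0.12,0.2,0,0,0,-0.56],[0.13,-0.12,0.2,0,0,0,-0.56],[0.12,-0.1,0.15,0,0,0,-0.56],[0,0,0,0,0,0,-0.56]]}}

```text
clock: 14.05
position: [0.4812, 0.3778, 0.1139]
ee_rot: [-3.123, -0.312, -0.008]
force: [-0.4, -0.6, 0.6]
width: 0.777
```

```bash
python3 - <<'E'
from h import *
say([.4785,.386,.03],.215)
E
```

```text
t 14.05 pos [0.4812 0.3778 0.1139] yaw 0.199 F [-0.4 -0.6  0.6] w 0.777
total shift(frac) [-0.01  -0.056  0.559] turn(frac) [-0.005 -0.01  -0.032]
```

Request:
{"name": "play_rows", "arguments": {"rows": [[-0.01,-0.06,0.15,-0.005,-0.01,-0.032,-0.56],[-0.01,-0.02,0.15,0,0,0,-0.56],[0,0,0.15,0,0,0,-0.56],[0,0,0.0,0,0,0,-0.56]]}}

```text
clock: 14.45
position: [0.4801, 0.383, 0.0476]
ee_rot: [3.123, 0.325, 0.005]
force: [-1.0, 0.2, 0.1]
width: 0.782
```

```bash
python3 - <<'E'
from h import *
say([.4785,.386,.03],.215)
E
```

```text
t 14.45 pos [0.4801 0.383  0.0476] yaw 0.208 F [-1.   0.2  0.1] w 0.782
total shift(frac) [-0.007 -0.022  0.117] turn(frac) [ 0.003 -0.006 -0.015]
```

Request:
{"name": "play_rows", "arguments": {"rows": [[-0.01,-0.02,0.07,0,0,-0.015,-0.56],[0,0,0.06,0,0,0,-0.56],[0,0,0,0,0,0,-0.56],[0,0,0,0,0,0,0.2],[0,0,0.0,0,0,0,0.2]]}}

```text
clock: 14.95
position: [0.481, 0.3845, 0.0318]
ee_rot: [-3.123, -0.333, -0.013]
force: [-0.3, 0.5, -0.2]
width: 0.652
```

Request:
{"name": "play_rows", "arguments": {"rows": [[0,0,0,0,0,0,0.2],[0,0,0,0,0,0,0.2]]}}

```text
clock: 15.15
position: [0.4813, 0.3848, 0.0326]
ee_rot: [-3.122, -0.333, -0.014]
force: [0.1, 0.3, -0.8]
width: 0.587
```

Request:
{"name": "play_rows", "arguments": {"rows": [[0,0,-0.2,0,0,0,0.2],[0,0,-0.33,0,0,0,0.2],[0,0,-0.33,0,0,0,0.2],[0,0,-0.33,0,0,0,0.2],[0,0,0,0,0,0.2,0.2]]}}

```text
clock: 15.65
position: [0.4789, 0.3835, 0.2162]
ee_rot: [3.136, 0.175, 0.009]
force: [0.5, 0.5, -0.4]
width: 0.587
```

```bash
python3 - <<'E'
from h import *
say([.444,.0375,.21],0.002)
E
```

```text
t 15.65 pos [0.4789 0.3835 0.2162] yaw 0.112 F [ 0.5  0.5 -0.4] w 0.587
total shift(frac) [-0.488  2.266  0.04 ] turn(frac) [ 0.001 -0.012  0.219]
```

Request:
{"name": "play_rows", "arguments": {"rows": [[-0.07,0.32,0.0,0,-0.01,0.12,0.2],[-0.05,0.33,0.0,0,0,0.1,0.2],[-0.03,0.33,0.0,0,0,0,0.2],[-0.03,0.33,0,0,0,0,0.2],[-0.03,0.33,0,0,0,0,0.2]]}}

```text
clock: 16.15
position: [0.4547, 0.14, 0.2175]
ee_rot: [-3.135, -0.011, -0.01]
force: [1.1, -0.4, 0.0]
width: 0.587
```

Request:
{"name": "play_rows", "arguments": {"rows": [[0,0.25,0,0,0,0,0.2],[0,0.15,0.08,0,0,0,0.2],[0,0,0,0,0,0,0.2]]}}

```text
clock: 16.45
position: [0.4535, 0.0704, 0.206]
ee_rot: [-3.134, 0.005, -0.012]
force: [-0.4, 0.2, -0.1]
width: 0.582
```

```bash
python3 - <<'E'
from h import *
say([.444,.0375,.12],0.002)
E
```

```text
t 16.45 pos [0.4535 0.0704 0.206 ] yaw -0.003 F [-0.4  0.2 -0.1] w 0.582
total shift(frac) [-0.067  0.224  0.571] turn(frac) [-0.015 -0.015 -0.01 ]
```

Request:
{"name": "play_rows", "arguments": {"rows": [[-0.04,0.14,0.1,-0.015,-0.015,-0.01,0.2],[-0.03,0.1,0.17,0,0,0,0.2],[0,0,0.17,0,0,0,0.2],[0,0,0.08,0,0,0,0.2],[0,0,0.0,0,0,0,0.2]]}}

```text
clock: 16.95
position: [0.4449, 0.0361, 0.1275]
ee_rot: [-3.138, -0.005, -0.007]
force: [0.4, 0.2, -1.2]
width: 0.589
```

```bash
python3 - <<'E'
from h import *
say([.444,.0385,.051],0.002)
E
```

```text
t 16.95 pos [0.4449 0.0361 0.1275] yaw 0.003 F [ 0.4  0.2 -1.2] w 0.589
total shift(frac) [-0.008 -0.014  0.51 ] turn(frac) [-0.006 -0.01   0.002]
```

Request:
{"name": "play_rows", "arguments": {"rows": [[-0.01,-0.02,0.12,-0.006,-0.01,0,0.2],[0,0,0.12,0,0,0,0.2],[0,0,0.12,0,0,0,0.2],[0,0,0.1,0,0,0,0.2],[0,0,0.0,0,0,0,0.2]]}}

```text
clock: 17.45
position: [0.4476, 0.0444, 0.0601]
ee_rot: [-3.138, -0.013, -0.008]
force: [-0.4, -0.5, -0.4]
width: 0.585
```

```bash
python3 - <<'E'
from h import *
say([.444,.0385,.0505],0.002)
E
```

```text
t 17.45 pos [0.4476 0.0444 0.0601] yaw 0.008 F [-0.4 -0.5 -0.4] w 0.585
total shift(frac) [-0.024  0.04   0.064] turn(frac) [-0.008 -0.011  0.012]
```

Request:
{"name": "play_rows", "arguments": {"rows": [[-0.03,0.05,0.04,-0.008,-0.011,0.012,0.2],[0,0,0.03,0,0,0,0.2],[0,0,0.01,0,0,0,0.2],[0,0,0.0,0,0,0,0.2]]}}

```text
clock: 17.85
position: [0.4439, 0.0372, 0.0517]
ee_rot: [-3.139, -0.004, -0.002]
force: [0.5, -0.6, -0.2]
width: 0.587
```

```bash
python3 - <<'E'
from h import *
say([.444,.0385,.0505],0.002)
E
```

```text
t 17.85 pos [0.4439 0.0372 0.0517] yaw 0.002 F [ 0.5 -0.6 -0.2] w 0.587
total shift(frac) [ 0.001 -0.009  0.008] turn(frac) [-0.005 -0.003  0.001]
```

Request:
{"name": "play_rows", "arguments": {"rows": [[0,-0.01,0.01,0,0,0,0.2],[0,0,0,0,0,0,-0.3],[0,0,0,0,0,0,-0.3],[0,0,0,0,0,0,-0.3]]}}

```text
clock: 18.25
position: [0.4451, 0.0389, 0.0514]
ee_rot: [-3.138, -0.003, -0.007]
force: [0.7, -0.3, 0.8]
width: 0.648
```

Request:
{"name": "play_rows", "arguments": {"rows": [[0,0,-0.2,0,0,0,-0.3],[0,0,-0.33,0,0,0,-0.3],[0,0,-0.33,0,0,0,-1],[0,0,-0.33,0,0,0,-1],[0,0,-0.33,0,0,0,-1]]}}

```text
clock: 18.75
position: [0.4401, 0.0371, 0.2797]
ee_rot: [3.138, 0.001, -0.015]
force: [1.9, 0.9, 0.0]
width: 0.862
```

```bash
python3 - <<'E'
from h import *
say([.52,-.28,.28],0.0)
E
```

```text
t 18.75 pos [0.4401 0.0371 0.2797] yaw 0.0 F [1.9 0.9 0. ] w 0.862
total shift(frac) [ 0.532  2.114 -0.   ] turn(frac) [0.007 0.019 0.001]
```

Request:
{"name": "play_rows", "arguments": {"rows": [[0.05,0.32,-0.02,0,0.015,0.2,-1],[0.09,0.32,-0.02,0,0,0.2,-1],[0.12,0.31,-0.02,0,0,0.2,-1],[0.16,0.29,0,0,0,0.2,-1],[0.19,0.27,0,0,0,0.2,-1]]}}

```text
clock: 19.25
position: [0.4909, -0.203, 0.2976]
ee_rot: [-3.038, 0.771, -0.021]
force: [1.0, 1.0, -0.9]
width: 0.998
```

```bash
python3 - <<'E'
from h import *
say([.53,-.40,.30],-.5)
E
```

```text
t 19.25 pos [ 0.4909 -0.203   0.2976] yaw -0.497 F [ 1.   1.  -0.9] w 0.998
total shift(frac) [ 0.855  1.03  -0.017] turn(frac) [-0.021 -0.022  0.006]
```

Request:
{"name": "play_rows", "arguments": {"rows": [[0.2,0.25,0,-0.02,-0.02,0,-1],[0.2,0.25,0,0,0,0,-1],[0.2,0.25,0,0,0,0,-1],[0.15,0.18,0,0,0,0,-1],[0,0,0,0,0,0,-1]]}}

```text
clock: 19.75
position: [0.5222, -0.3924, 0.2952]
ee_rot: [3.039, -0.783, -0.003]
force: [-0.0, -0.6, -1.0]
width: 0.999
```

```bash
python3 - <<'E'
from h import *
say([.566,-.353,.10],-.5)
m,im=shot("wrist","f1.png"); blanks(m,im); np.savez("f1.npz",**m)
E
```

```text
t 19.75 pos [ 0.5222 -0.3924  0.2952] yaw -0.504 F [-0.  -0.6 -1. ] w 0.999
total shift(frac) [ 0.13  -0.376  1.3  ] turn(frac) [ 0.007  0.002 -0.009]
blob px [286. 273.] xy 0.4376 -0.4503 size 94.4 23.4 yaw 0.332
blob px [212. 216.] xy 0.4025 -0.3427 size 129.3 71.2 yaw -1.291
blob px [524. 237.] xy 0.716 -0.5701 size 236.6 151.0 yaw -1.37
blob px [337. 162.] xy 0.5621 -0.3573 size 54.9 38.2 yaw -0.1
blob px [178.  45.] xy 0.472 -0.1678 size 24.5 11.2 yaw -1.353
blob px [531.  14.] xy 0.8073 -0.3337 size 133.8 44.3 yaw -0.504
blob px [353.  26.] xy 0.6422 -0.2411 size 82.7 32.4 yaw 0.339
```

View pics/f1.png

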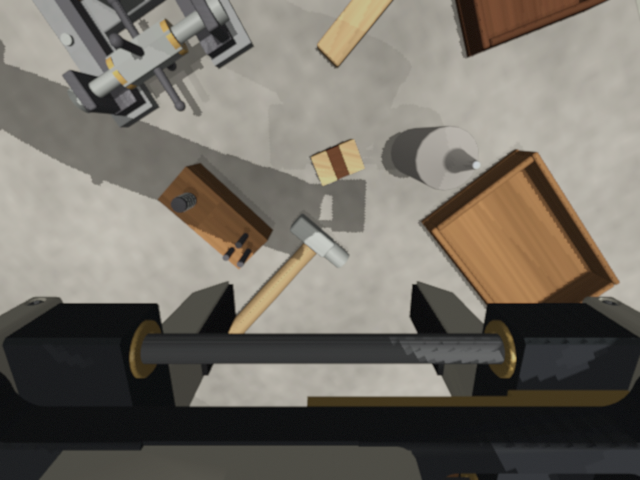

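```bash
python3 - <<'E'
from h import *
m=dict(np.load("f1.npz"))
print("spout",cast(m,(477,165),.19).round(4))
for p,z in [((320,240),.02),((293,222),.02),((318,214),.02),((350,252),.02),((338,265),.02)]: print(p,cast(m,p,z).round(4))
s=camera_model("side"); print("glue base side px->", cast(s,(421,352),0).round(4), cast(s,(408,338),0).round(4),cast(s,(437,338),0).round(4))
say([.562,-.356,.10],-1.67)
E
```

```text
spout [ 0.6554 -0.3987  0.19  ]
(320, 240) [ 0.4931 -0.4401  0.02  ]
(293, 222) [ 0.4738 -0.4007  0.02  ]
(318, 214) [ 0.5083 -0.4072  0.02  ]
(350, 252) [ 0.5208 -0.475   0.02  ]
(338, 265) [ 0.4973 -0.484   0.02  ]
glue base side px-> [ 0.6485 -0.4191  0.    ] [ 0.646 -0.375 -0.   ] [ 0.701  -0.3982  0.    ]
t 19.8 pos [ 0.5224 -0.3903  0.2951] yaw -0.503 F [-0.8  1.1  0.2] w 1.002
total shift(frac) [ 0.124 -0.331  1.3  ] turn(frac) [6.000e-03 1.000e-03 2.334e+00]
```

Request:
{"name": "play_rows", "arguments": {"rows": [[0,0,0,0,0,0.29,-0.3],[0,0,0,0,0,0.29,-0.3],[0,0,0,0,0,0.29,-0.3],[0,0,0,0,0,0.29,-0.3],[0,0,0,0,0,0.29,-0.3]]}}

```text
clock: 20.3
position: [0.5232, -0.3842, 0.294]
ee_rot: [-2.547, 1.835, 0.008]
force: [0.1, -0.7, -0.2]
width: 0.663
```

Request:
{"name": "play_rows", "arguments": {"rows": [[0,0,0,0,0,0.29,-0.3],[0,0,0,0,0,0.29,-0.3],[0,0,0,0,0,0.24,-0.3],[0,0,0,0,0,0,-0.3]]}}

```text
clock: 20.7
position: [0.5254, -0.3767, 0.2934]
ee_rot: [-2.102, 2.327, 0.014]
force: [0.9, -0.1, 0.6]
width: 0.651
```

```bash
python3 - <<'E'
from h import *
say([.560,-.356,.12],-1.67)
E
```

```text
t 20.7 pos [ 0.5254 -0.3767  0.2934] yaw -1.672 F [ 0.9 -0.1  0.6] w 0.651
total shift(frac) [-0.148 -0.219  1.157] turn(frac) [ 0.006  0.021 -0.004]
```

Request:
{"name": "play_rows", "arguments": {"rows": [[-0.05,-0.08,0.25,0.006,0.02,0,-0.3],[-0.05,-0.08,0.25,0,0,0,-0.3],[-0.05,-0.06,0.25,0,0,0,-0.3],[0,0,0.25,0,0,0,-0.3],[0,0,0,0,0,0,-0.3]]}}

```text
clock: 21.2
position: [0.5641, -0.3508, 0.1403]
ee_rot: [-2.131, 2.301, -0.002]
force: [-0.3, 0.4, 0.6]
width: 0.649
```

```bash
python3 - <<'E'
from h import *
say([.560,-.356,.03],-1.67)
m,im=shot("wrist","f2.png"); blanks(m,im)
E
```

```text
t 21.2 pos [ 0.5641 -0.3508  0.1403] yaw -1.647 F [-0.3  0.4  0.6] w 0.649
total shift(frac) [0.039 0.028 0.735] turn(frac) [-0.009  0.006  0.046]
blob px [331. 243.] xy 0.5667 -0.3592 size 63.7 37.3 yaw -0.109
blob px [162. 125.] xy 0.6591 -0.248 size 96.9 33.7 yaw 0.335
blob px [548.  65.] xy 0.6825 -0.5122 size 110.9 100.9 yaw -1.373
```

View pics/f2.png

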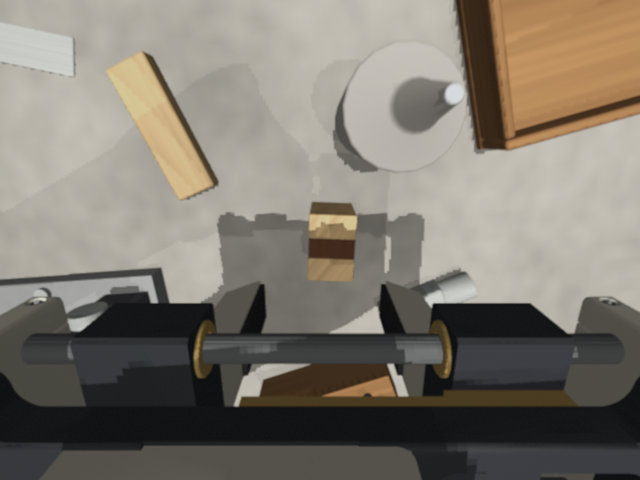

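```bash
python3 - <<'E'
from h import *
print(observe()["joints"].round(2))
E
```

```text
[-0.1   0.77  1.02  1.62 -0.71  1.16 -0.56]
```

Request:
{"name": "play_rows", "arguments": {"rows": [[0.05,0.04,0.15,-0.009,0.006,0.04,-0.3],[0.01,0.01,0.15,0,0,0,-0.3],[0,0,0.15,0,0,0,-0.3],[0,0,0.1,0,0,0,-0.3],[0,0,0,0,0,0,-0.3]]}}

```text
clock: 21.75
position: [0.5624, -0.3642, 0.0711]
ee_rot: [-2.119, 2.311, -0.027]
force: [-0.3, 0.3, -0.3]
width: 0.649
```

```bash
python3 - <<'E'
from h import *
say([.559,-.3585,.036],-1.675)
E
```

```text
t 21.75 pos [ 0.5624 -0.3642  0.0711] yaw -1.658 F [-0.3  0.3 -0.3] w 0.649
total shift(frac) [-0.037  0.03   0.233] turn(frac) [-0.033 -0.014  0.035]
```

Request:
{"name": "play_rows", "arguments": {"rows": [[-0.05,0.04,0.1,-0.03,-0.014,0.035,-0.3],[0,0,0.12,0,0,0,-0.3],[0,0,0.05,0,0,0,-0.3],[0,0,0,0,0,0,-0.3]]}}

```text
clock: 22.15
position: [0.559, -0.3566, 0.0312]
ee_rot: [-2.102, 2.332, -0.007]
force: [0.1, -0.2, 0.8]
width: 0.65
```

```bash
python3 - <<'E'
from h import *
say([.559,-.3585,.036],-1.675)
E
```

```text
t 22.15 pos [ 0.559  -0.3566  0.0312] yaw -1.675 F [ 0.1 -0.2  0.8] w 0.65
total shift(frac) [ 0.013 -0.001 -0.032] turn(frac) [-0.01  -0.002  0.001]
```

Request:
{"name": "play_rows", "arguments": {"rows": [[0.01,0,0,0,0,0,0.5],[0,0,0,0,0,0,0.5],[0,0,0,0,0,0,0.5],[0,0,0,0,0,0,0.5],[0,0,0,0,0,0,0.5]]}}

```text
clock: 22.65
position: [0.5592, -0.3591, 0.0323]
ee_rot: [-2.102, 2.332, -0.009]
force: [-0.3, 0.1, -0.6]
width: 0.389
```

Request:
{"name": "play_rows", "arguments": {"rows": [[0,0,-0.2,0,0,0,0.5],[0,0,-0.33,0,0,0,0.5],[0,0,-0.33,0,0,0,0.5],[0,0,-0.33,0,0,0,0.5],[0,0,-0.33,0,0,0,0.5]]}}

```text
clock: 23.15
position: [0.5553, -0.3553, 0.2588]
ee_rot: [2.101, -2.333, -0.012]
force: [1.0, -0.7, -1.6]
width: 0.389
```

```bash
python3 - <<'E'
from h import *
say([.60,-.08,.26],-1.57); print(observe()["joints"].round(2))
E
```

```text
t 23.15 pos [ 0.5553 -0.3553  0.2588] yaw -1.676 F [ 1.  -0.7 -1.6] w 0.389
total shift(frac) [-1.856 -0.104 -0.002] turn(frac) [ 0.013  0.008 -0.211]
[-0.13  0.67  1.11  1.48 -0.6   1.37 -0.66]
```

Request:
{"name": "play_rows", "arguments": {"rows": [[-0.33,-0.02,0,0,0,-0.1,0.5],[-0.33,-0.02,0,0,0,-0.1,0.5],[-0.33,-0.02,0.05,0,0,0,0.5],[-0.33,-0.02,0.05,0,0,0,0.5],[-0.33,-0.02,0.1,0,0,0,0.5]]}}

```text
clock: 23.65
position: [0.58, -0.119, 0.2411]
ee_rot: [-2.2, 2.239, -0.02]
force: [0.7, -0.8, -0.2]
width: 0.391
```

```bash
python3 - <<'E'
from h import *
say([.60,-.08,.10],-1.57); print(observe()["joints"].round(2))
E
```

```text
t 23.65 pos [ 0.58   -0.119   0.2411] yaw -1.589 F [ 0.7 -0.8 -0.2] w 0.391
total shift(frac) [-0.269 -0.118  0.94 ] turn(frac) [-0.023 -0.014 -0.037]
[-0.64  0.58  1.19  1.71 -0.57  1.24 -0.9 ]
```

Request:
{"name": "play_rows", "arguments": {"rows": [[-0.15,-0.07,0.28,-0.02,-0.014,-0.03,0.5],[-0.08,-0.05,0.3,0,0,0,0.5],[0,0,0.28,0,0,0,0.5],[0,0,0,0,0,0,0.5]]}}

```text
clock: 24.05
position: [0.6013, -0.0703, 0.1072]
ee_rot: [-2.234, 2.202, 0.004]
force: [-0.8, 0.2, 0.0]
width: 0.391
```

```bash
python3 - <<'E'
from h import *
say([.60,-.08,.034],-1.57); print(observe()["joints"].round(2))
E
```

```text
t 24.05 pos [ 0.6013 -0.0703  0.1072] yaw -1.556 F [-0.8  0.2  0. ] w 0.391
total shift(frac) [0.067 0.011 0.488] turn(frac) [-0.003  0.011  0.027]
[-0.61  0.73  1.03  1.81 -0.74  1.04 -0.84]
```

Request:
{"name": "play_rows", "arguments": {"rows": [[0.02,0,0.15,0,0.01,0.02,0.5],[0,0,0.15,0,0,0,0.5],[0,0,0.12,0,0,0,0.5],[0,0,0,0,0,0,0.5]]}}

```text
clock: 24.45
position: [0.6045, -0.0757, 0.0487]
ee_rot: [-2.221, 2.215, -0.009]
force: [-0.2, 0.3, -1.0]
width: 0.386
```

```bash
python3 - <<'E'
from h import *
say([.60,-.08,.032],-1.57); print(observe()["joints"].round(2))
E
```

```text
t 24.45 pos [ 0.6045 -0.0757  0.0487] yaw -1.568 F [-0.2  0.3 -1. ] w 0.386
total shift(frac) [0.029 0.031 0.111] turn(frac) [-0.015 -0.002  0.003]
[-0.56  0.8   0.96  1.85 -0.82  0.94 -0.78]
```

Request:
{"name": "play_rows", "arguments": {"rows": [[0.0,0,0.07,-0.015,0,0,0.5],[0,0,0.06,0,0,0,0.5],[0,0,0,0,0,0,0.5],[0,0,0,0,0,0,0.5]]}}

```text
clock: 24.85
position: [0.6075, -0.0772, 0.0321]
ee_rot: [-2.221, 2.218, -0.007]
force: [-0.5, 0.0, -1.6]
width: 0.39
```

```bash
python3 - <<'E'
from h import *
say([.60,-.08,.032],-1.57)
E
```

```text
t 24.85 pos [ 0.6075 -0.0772  0.0321] yaw -1.569 F [-0.5  0.  -1.6] w 0.39
total shift(frac) [0.019 0.05  0.001] turn(frac) [-0.011 -0.002  0.001]
```

Request:
{"name": "play_rows", "arguments": {"rows": [[0,0,0,0,0,0,-0.3],[0,0,0,0,0,0,-0.3],[0,0,0,0,0,0,-0.3],[0,0,-0.2,0,0,0,-0.3],[0,0,-0.3,0,0,0,-0.3]]}}

```text
clock: 25.35
position: [0.6043, -0.0761, 0.1045]
ee_rot: [2.222, -2.218, -0.002]
force: [0.4, 0.5, 0.6]
width: 0.647
```

Request:
{"name": "play_rows", "arguments": {"rows": [[0,0,-0.3,0,0,-0.29,-0.56],[0,0,-0.1,0,0,-0.29,-0.56],[0,0,0,0,0,-0.29,-0.56],[0,0,0,0,0,-0.29,-0.56],[0,0,0,0,0,-0.29,-0.56]]}}

```text
clock: 25.85
position: [0.607, -0.0779, 0.1738]
ee_rot: [2.879, -1.256, 0.012]
force: [-0.6, 0.3, -0.2]
width: 0.778
```

Request:
{"name": "play_rows", "arguments": {"rows": [[0,0,0,0,0,-0.29,-0.56],[0,0,0,0,0,-0.29,-0.56],[0,0,0,0,0,-0.29,-0.56],[0,0,0,0,0,-0.29,-0.56],[0,0,0,0,0,-0.29,-0.56]]}}

```text
clock: 26.35
position: [0.6067, -0.0784, 0.175]
ee_rot: [3.136, -0.115, 0.013]
force: [0.6, 0.2, 0.2]
width: 0.785
```

```bash
python3 - <<'E'
from h import *
say([.61,-.16,.2],0); print(observe()["joints"].round(2))
E
```

```text
t 26.35 pos [ 0.6067 -0.0784  0.175 ] yaw -0.073 F [0.6 0.2 0.2] w 0.785
total shift(frac) [ 0.063  0.541 -0.165] turn(frac) [ 0.007 -0.017 -0.146]
[-0.43  0.52  0.7   1.72 -0.38  1.03  0.33]
```

Look from above the blank before regripping.

Request:
{"name": "play_rows", "arguments": {"rows": [[0.03,0.27,-0.05,0,-0.017,-0.14,-0.56],[0.0,0.2,-0.05,0,0,0,-0.56],[0,0,0,0,0,0,-0.56]]}}

```text
clock: 26.65
position: [0.6081, -0.15, 0.1909]
ee_rot: [3.139, 0.014, -0.0]
force: [-0.7, 0.1, -0.1]
width: 0.782
```

```bash
python3 - <<'E'
from h import *
m,im=shot("wrist","g1.png"); blanks(m,im); say([.61,-.077,.1],0)
blanks(m,im,.072)
E
```

```text
blob px [372. 281.] xy 0.6526 -0.2062 size 99.8 34.1 yaw 0.245
blob px [170. 251.] xy 0.4662 -0.1759 size 37.8 18.3 yaw 1.411
blob px [572. 254.] xy 0.8405 -0.1775 size 143.9 92.0 yaw -0.093
blob px [480. 246.] xy 0.7561 -0.1702 size 95.2 6.5 yaw 1.407
blob px [325. 145.] xy 0.6106 -0.0783 size 54.2 36.3 yaw -0.002
blob px [122.  66.] xy 0.4481 -0.0228 size 98.8 94.1 yaw -1.57
t 26.7 pos [ 0.6082 -0.1478  0.1903] yaw 0.01 F [ 0.4 -0.4 -0.6] w 0.781
total shift(frac) [ 0.017 -0.473  0.601] turn(frac) [0.003 0.002 0.02 ]
blob px [372. 281.] xy 0.6496 -0.1969 size 93.0 31.8 yaw 0.245
blob px [170. 251.] xy 0.4758 -0.1686 size 35.3 17.1 yaw 1.411
blob px [572. 254.] xy 0.8248 -0.1702 size 134.2 85.8 yaw -0.093
blob px [480. 246.] xy 0.7461 -0.1633 size 88.8 6.0 yaw 1.407
blob px [325. 145.] xy 0.6104 -0.0776 size 50.6 33.8 yaw -0.002
blob px [122.  66.] xy 0.4588 -0.0259 size 92.2 87.8 yaw -1.57
```

View pics/g1.png

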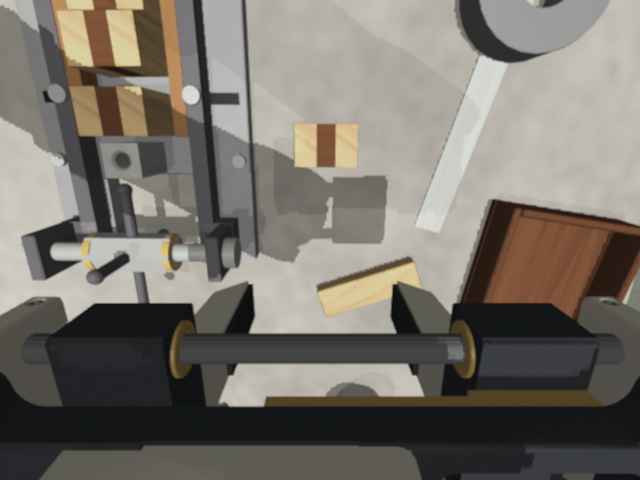

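Request:
{"name": "play_rows", "arguments": {"rows": [[0.005,-0.18,0.2,0,0,0.02,-0.56],[0.0,-0.18,0.2,0,0,0,-0.56],[0,-0.1,0.2,0,0,0,-0.56],[0,0,0.1,0,0,0,-0.56],[0,0,0,0,0,0,-0.56]]}}

```text
clock: 27.2
position: [0.609, -0.0715, 0.0816]
ee_rot: [-3.141, -0.001, -0.001]
force: [-0.2, -1.1, 0.8]
width: 0.778
```

```bash
python3 - <<'E'
from h import *
say([.6106,-.0783,.03],0)
E
```

```text
t 27.2 pos [ 0.609  -0.0715  0.0816] yaw 0.0 F [-0.2 -1.1  0.8] w 0.778
total shift(frac) [0.01  0.046 0.344] turn(frac) [-0.002 -0.001  0.001]
```

Request:
{"name": "play_rows", "arguments": {"rows": [[0.01,0.05,0.14,0,0,0,-0.56],[0.0,0,0.14,0,0,0,-0.56],[0,0,0.06,0,0,0,-0.56],[0,0,0,0,0,0,-0.56]]}}

```text
clock: 27.6
position: [0.6121, -0.076, 0.0315]
ee_rot: [-3.139, -0.005, -0.005]
force: [0.0, -0.2, 0.1]
width: 0.779
```

```bash
python3 - <<'E'
from h import *
say([.6106,-.0783,.03],0)
E
```

```text
t 27.6 pos [ 0.6121 -0.076   0.0315] yaw 0.003 F [ 0.  -0.2  0.1] w 0.779
total shift(frac) [-0.01   0.015  0.01 ] turn(frac) [-0.004 -0.006  0.007]
```

Request:
{"name": "play_rows", "arguments": {"rows": [[-0.01,0.01,0.01,0,0,0,0.2],[0.0,0,0,0,0,0,0.2],[0,0,0,0,0,0,0.2],[0,0,0,0,0,0,0.2],[0,0,0,0,0,0,0.2]]}}

```text
clock: 28.1
position: [0.6124, -0.0777, 0.0336]
ee_rot: [-3.139, -0.005, -0.012]
force: [-0.4, 0.1, -0.5]
width: 0.59
```

Request:
{"name": "play_rows", "arguments": {"rows": [[0,0,-0.2,0,0,0,0.2],[0.0,0,-0.33,0,0,0,0.2],[0,0,-0.33,0,0,0,0.2],[0,0,-0.33,0,0,0,0.2],[0,0,0,0,0,0,0.2]]}}

```text
clock: 28.6
position: [0.61, -0.0785, 0.2173]
ee_rot: [-3.14, -0.003, -0.006]
force: [0.7, -0.2, -1.3]
width: 0.586
```

```bash
python3 - <<'E'
from h import *
say([.444,.0825,.18],0.002)
E
```

```text
t 28.6 pos [ 0.61   -0.0785  0.2173] yaw 0.002 F [ 0.7 -0.2 -1.3] w 0.586
total shift(frac) [-1.106 -1.075  0.246] turn(frac) [-0.003 -0.008 -0.   ]
```

Request:
{"name": "play_rows", "arguments": {"rows": [[-0.23,-0.22,0,0,-0.008,0,0.2],[-0.23,-0.22,0,0,0,0,0.2],[-0.23,-0.22,0,0,0,0,0.2],[-0.23,-0.22,0.05,0,0,0,0.2],[-0.1,-0.1,0.1,0,0,0,0.2]]}}

```text
clock: 29.1
position: [0.4555, 0.0686, 0.1952]
ee_rot: [-3.141, 0.007, -0.012]
force: [1.1, 0.6, -0.3]
width: 0.583
```

Request:
{"name": "play_rows", "arguments": {"rows": [[0,0,0.1,0,0,0,0.2],[0,0,0,0,0,0,0.2]]}}

```text
clock: 29.3
position: [0.4514, 0.0722, 0.1784]
ee_rot: [-3.139, -0.003, -0.007]
force: [-0.1, -0.9, -0.8]
width: 0.586
```

```bash
python3 - <<'E'
from h import *
say([.444,.081,.11],0.002)
E
```

```text
t 29.3 pos [0.4514 0.0722 0.1784] yaw 0.002 F [-0.1 -0.9 -0.8] w 0.586
total shift(frac) [-0.051 -0.057  0.456] turn(frac) [-0.006 -0.009 -0.   ]
```

Request:
{"name": "play_rows", "arguments": {"rows": [[-0.06,-0.07,0.12,-0.006,-0.009,0,0.2],[-0.01,-0.01,0.12,0,0,0,0.2],[0,0,0.12,0,0,0,0.2],[0,0,0.0,0,0,0,0.2],[0,0,0.0,0,0,0,0.2]]}}

```text
clock: 29.8
position: [0.4438, 0.083, 0.1255]
ee_rot: [-3.141, 0.003, -0.006]
force: [-0.0, 0.2, -1.4]
width: 0.588
```

```bash
python3 - <<'E'
from h import *
say([.444,.081,.052],0.002)
E
```

```text
t 29.8 pos [0.4438 0.083  0.1255] yaw -0.002 F [-0.   0.2 -1.4] w 0.588
total shift(frac) [-0.001  0.014  0.49 ] turn(frac) [-0.    -0.007 -0.008]
```

Request:
{"name": "play_rows", "arguments": {"rows": [[0,0.015,0.12,0,-0.007,-0.008,0.2],[0,0.01,0.12,0,0,0,0.2],[0,0.005,0.1,0,0,0,0.2],[0,0,0.0,0,0,0,0.2]]}}

```text
clock: 30.2
position: [0.4488, 0.0782, 0.0778]
ee_rot: [-3.139, 0.0, -0.012]
force: [-0.1, -0.6, -1.1]
width: 0.582
```

```bash
python3 - <<'E'
from h import *
say([.444,.081,.052],0.002)
E
```

```text
t 30.2 pos [0.4488 0.0782 0.0778] yaw -0.0 F [-0.1 -0.6 -1.1] w 0.582
total shift(frac) [-0.033 -0.018  0.172] turn(frac) [-0.006 -0.015 -0.004]
```

Request:
{"name": "play_rows", "arguments": {"rows": [[-0.035,-0.025,0.03,-0.006,-0.015,0,0.2],[0,0,0.07,0,0,0,0.2],[0,-0.005,0.07,0,0,0,0.2],[0,0,0.0,0,0,0,0.2]]}}

```text
clock: 30.6
position: [0.4456, 0.0839, 0.0533]
ee_rot: [-3.14, 0.0, -0.006]
force: [0.1, -0.3, -0.8]
width: 0.588
```

```bash
python3 - <<'E'
from h import *
say([.444,.081,.052],0.002)
E
```

```text
t 30.6 pos [0.4456 0.0839 0.0533] yaw -0.0 F [ 0.1 -0.3 -0.8] w 0.588
total shift(frac) [-0.011  0.019  0.009] turn(frac) [-0.004 -0.007 -0.004]
```

Request:
{"name": "play_rows", "arguments": {"rows": [[-0.01,0.025,0.012,-0.004,-0.007,0,0.2],[0,0,0,0,0,0,0.2],[0,0,0,0,0,0,-0.3],[0,0,0.0,0,0,0,-0.3],[0,0,0.0,0,0,0,-0.3]]}}

```text
clock: 31.1
position: [0.4454, 0.0807, 0.0524]
ee_rot: [-3.14, -0.0, -0.003]
force: [-1.1, 0.9, 1.0]
width: 0.65
```

Request:
{"name": "play_rows", "arguments": {"rows": [[0,0,-0.2,0,0,0,-0.3],[0,0,-0.33,0,0,0,-0.3],[0,0.1,-0.33,0,0,0,-1],[0,0.3,-0.33,0,0,0,-1],[0,0.3,-0.2,0,0,0,-1]]}}

```text
clock: 31.6
position: [0.4431, -0.0084, 0.2475]
ee_rot: [3.137, 0.012, -0.01]
force: [1.4, -0.0, -0.3]
width: 0.861
```

```bash
python3 - <<'E'
from h import *
say([.45,-.065,.30],0)
E
```

```text
t 31.6 pos [ 0.4431 -0.0084  0.2475] yaw 0.008 F [ 1.4 -0.  -0.3] w 0.861
total shift(frac) [ 0.041  0.379 -0.349] turn(frac) [0.009 0.013 0.015]
```

Request:
{"name": "play_rows", "arguments": {"rows": [[0,0.2,-0.18,0,0,0.01,-1],[0,0.2,-0.18,0,0,0,-1],[0,0,0,0,0,0,-1],[0,0,0,0,0,0,-1]]}}

```text
clock: 32.0
position: [0.4438, -0.077, 0.3082]
ee_rot: [3.14, -0.01, 0.002]
force: [-0.4, 0.9, -0.2]
width: 1.0
```

```bash
python3 - <<'E'
from h import *
m,im=shot("wrist","g2.png"); say([.45,-.065,.30],0); np.savez("g2.npz",**m)
cv2.imwrite("pics/g2b.png",cv2.resize(im[0:290,225:400],None,fx=2.05,fy=2.05,interpolation=cv2.INTER_CUBIC))
E
```

```text
t 32.05 pos [ 0.4438 -0.0772  0.3082] yaw -0.006 F [ 0.  -1.2  0.5] w 1.002
total shift(frac) [ 0.041 -0.082  0.054] turn(frac) [ 0.005 -0.003 -0.013]
```

View pics/g2.png

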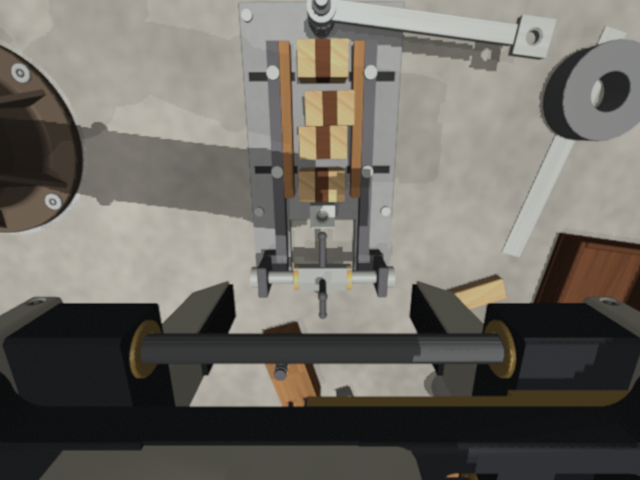

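View pics/g2b.png

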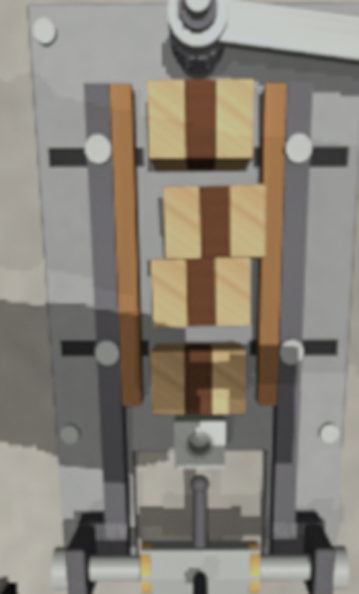

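```bash
python3 - <<'E'
from h import *
m=dict(np.load("g2.npz"))
f=lambda u,v:(225+u/2.05,v/2.05)
for n,cs in {"top":[(150,80),(252,80),(252,158),(149,158)],"D":[(164,186),(265,184),(265,257),(166,259)],"B":[(152,261),(250,258),(250,325),(155,327)],"C":[(153,346),(245,347),(246,412),(153,413)]}.items():
    P=np.array([cast(m,f(*c),.072)[:2] for c in cs]); print(n,(P.mean(0)-[.4445,.0165]).round(4),"yaw",np.arctan2(*(P[1]-P[0])[::-1]).round(3),np.arctan2(*(P[2]-P[3])[::-1]).round(3), np.hypot(*(P[1]-P[0])).round(4))
E
```

```text
top [0.0018 0.0635] yaw -0.006 -0.006 0.0515
D [0.0091 0.0145] yaw 0.012 0.013 0.0532
B [ 0.0018 -0.0219] yaw 0.023 0.014 0.0532
C [ 0.0002 -0.0695] yaw -0.017 0.004 0.0518
```

Request:
{"name": "play_rows", "arguments": {"rows": [[-0.06,0.32,0.0,0,0,0,-1],[-0.06,0.32,0,0,0,0,-1],[-0.06,0.32,0,0,0,0,-1],[-0.06,0.32,0.05,0,0,0,-1],[-0.06,0.32,0.1,0,0,0,-1]]}}

```text
clock: 32.55
position: [0.4025, -0.31, 0.282]
ee_rot: [-3.141, -0.032, 0.003]
force: [0.7, 0.4, -0.1]
width: 0.998
```

Request:
{"name": "play_rows", "arguments": {"rows": [[-0.06,0.25,0.1,0,0,0,-1],[0,0.0,0.1,0,0,0,-1],[0,0,0,0,0,0,-1]]}}

```text
clock: 32.85
position: [0.3901, -0.3524, 0.2457]
ee_rot: [-3.141, -0.021, 0.017]
force: [0.7, 1.5, 0.3]
width: 1.002
```

```bash
python3 - <<'E'
from h import *
m,im=shot("wrist","h1.png"); say([.385,-.307,.12],0); np.savez("h1.npz",**m)
E
```

```text
t 32.9 pos [ 0.3903 -0.3529  0.2468] yaw 0.014 F [ 0.4 -0.5 -0.6] w 1.002
total shift(frac) [-0.023 -0.307  0.846] turn(frac) [0.001 0.019 0.027]
```

View pics/h1.png

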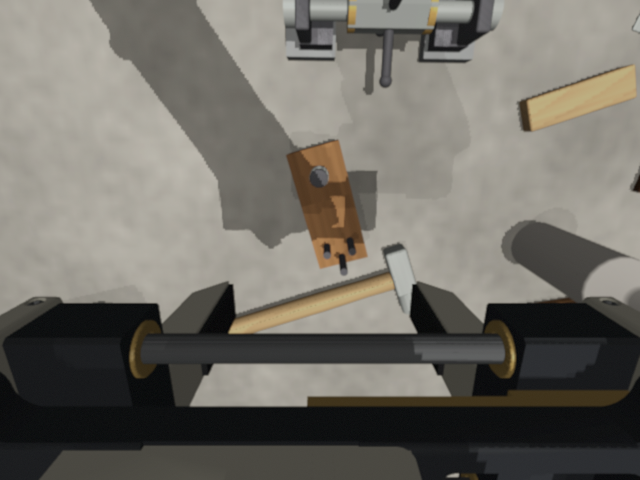

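```bash
python3 - <<'E'
from h import *
im=cv2.imread("pics/h1.png"); m=dict(np.load("h1.npz"))
cv2.imwrite("pics/h1b.png",cv2.resize(im[130:280,270:380],None,fx=5,fy=4,interpolation=cv2.INTER_CUBIC))
E
```

```text
(no output)
```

View pics/h1b.png

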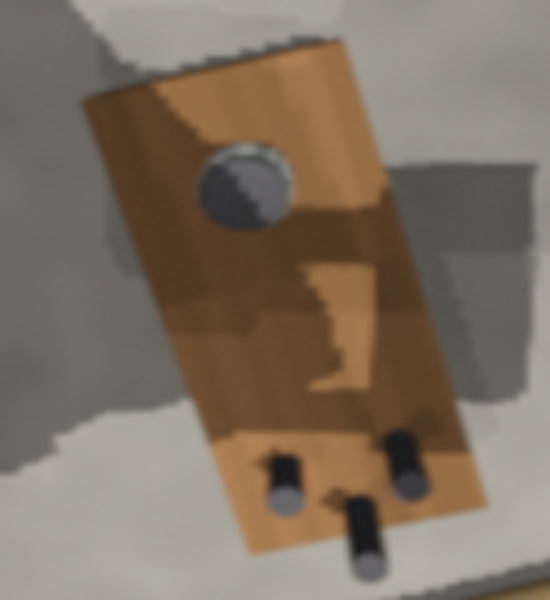

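```bash
python3 - <<'E'
from h import *
m=dict(np.load("h1.npz"))
p=cast(m,(318.8,177),.084); print(p.round(4)); say([p[0],p[1],.11],0)
E
```

```text
[ 0.3849 -0.3095  0.084 ]
t 32.9 pos [ 0.3903 -0.3529  0.2468] yaw 0.014 F [ 0.4 -0.5 -0.6] w 1.002
total shift(frac) [-0.023 -0.29   0.912] turn(frac) [0.001 0.019 0.027]
```

Request:
{"name": "play_rows", "arguments": {"rows": [[-0.01,-0.12,0.25,0,0.019,0.027,0.1],[-0.01,-0.1,0.25,0,0,0,0.1],[0,-0.08,0.25,0,0,0,0.1],[0,0,0.15,0,0,0,0.1],[0,0,0,0,0,0,0.1]]}}

```text
clock: 33.4
position: [0.3923, -0.3006, 0.1099]
ee_rot: [3.141, 0.019, 0.006]
force: [0.6, 0.1, 0.8]
width: 0.612
```

```bash
python3 - <<'E'
from h import *
say([.385,-.309,.055],0)
E
```

```text
t 33.4 pos [ 0.3923 -0.3006  0.1099] yaw 0.012 F [0.6 0.1 0.8] w 0.612
total shift(frac) [-0.051  0.055  0.366] turn(frac) [ 0.001 -0.008  0.024]
```

Request:
{"name": "play_rows", "arguments": {"rows": [[-0.06,0.06,0.03,0,-0.008,0.024,0.1],[-0.01,0.01,0.05,0,0,0,0.1],[0,0,0.0,0,0,0,0.1]]}}

```text
clock: 33.7
position: [0.3838, -0.3117, 0.1]
ee_rot: [3.14, 0.004, 0.004]
force: [0.1, 0.5, -0.0]
width: 0.452
```

```bash
python3 - <<'E'
from h import *
say([.385,-.309,.055],0)
E
```

```text
t 33.7 pos [ 0.3838 -0.3117  0.1   ] yaw 0.003 F [ 0.1  0.5 -0. ] w 0.452
total shift(frac) [ 0.008 -0.018  0.3  ] turn(frac) [ 0.003 -0.006  0.006]
```

Request:
{"name": "play_rows", "arguments": {"rows": [[0.008,-0.018,0.1,0.003,-0.006,0.006,0.1],[0,0,0.1,0,0,0,0.1],[0,0,0.08,0,0,0,0.1],[0,0,0.0,0,0,0,0.1]]}}

```text
clock: 34.1
position: [0.387, -0.3101, 0.057]
ee_rot: [3.14, -0.002, 0.006]
force: [0.1, -0.5, -0.0]
width: 0.45
```

```bash
python3 - <<'E'
from h import *
say([.385,-.309,.056],0)
E
```

```text
t 34.1 pos [ 0.387  -0.3101  0.057 ] yaw -0.001 F [ 0.1 -0.5 -0. ] w 0.45
total shift(frac) [-0.013 -0.007  0.006] turn(frac) [ 0.004 -0.008 -0.002]
```

Request:
{"name": "play_rows", "arguments": {"rows": [[-0.015,-0.007,0.008,0.004,-0.008,0,0.1],[0,0,0,0,0,0,0.1],[0,0,0.0,0,0,0,0.8],[0,0,0.0,0,0,0,0.8],[0,0,0.0,0,0,0,0.8]], "force": 45}}

```text
clock: 34.6
position: [0.385, -0.3095, 0.0566]
ee_rot: [3.141, -0.003, 0.001]
force: [-0.2, -0.1, 0.2]
width: 0.239
```

```bash
python3 - <<'E'
from h import *
say([.385,-.309,.25],0)
E
```

```text
t 34.6 pos [ 0.385  -0.3095  0.0566] yaw -0.002 F [-0.2 -0.1  0.2] w 0.239
total shift(frac) [ 1.000e-03 -3.000e-03 -1.289e+00] turn(frac) [ 0.    -0.001 -0.004]
```

Request:
{"name": "play_rows", "arguments": {"rows": [[0,0,0,0,0,0,0.8],[0,0,0.0,0,0,0,0.8],[0,0,0.0,0,0,0,0.8]]}}

```text
clock: 34.9
position: [0.3853, -0.3095, 0.0569]
ee_rot: [3.141, -0.002, 0.002]
force: [0.3, 0.7, -0.4]
width: 0.181
```

Request:
{"name": "play_rows", "arguments": {"rows": [[0,0,-0.1,0,0,0,0.8],[0,0,-0.2,0,0,0,0.8],[0,0,-0.3,0,0,0,0.8],[0,0,-0.3,0,0,0,0.8],[0,0,-0.3,0,0,0,0.8]]}}

```text
clock: 35.4
position: [0.3816, -0.3072, 0.2373]
ee_rot: [-3.137, 0.005, 0.018]
force: [1.3, 0.1, -0.1]
width: 0.184
```

```bash
python3 - <<'E'
from h import *
say([.655,.02,.21],0)
E
```

```text
t 35.4 pos [ 0.3816 -0.3072  0.2373] yaw -0.003 F [ 1.3  0.1 -0.1] w 0.184
total shift(frac) [ 1.817 -2.187  0.171] turn(frac) [-0.009  0.023 -0.007]
```

Request:
{"name": "play_rows", "arguments": {"rows": [[0.21,-0.25,0,-0.009,0.02,0,0.8],[0.21,-0.25,0,0,0,0,0.8],[0.21,-0.25,0,0,0,0,0.8],[0.21,-0.25,0,0,0,0,0.8],[0.21,-0.25,0,0,0,0,0.8]]}}

```text
clock: 35.9
position: [0.5436, -0.1248, 0.2467]
ee_rot: [3.138, -0.03, 0.022]
force: [1.2, -0.3, -0.4]
width: 0.186
```

Request:
{"name": "play_rows", "arguments": {"rows": [[0.21,-0.25,0,0,0,0,0.8],[0.21,-0.25,0,0,0,0,0.8],[0.21,-0.25,0,0,0,0,0.8],[0.1,-0.15,0,0,0,0,0.8],[0,0,0,0,0,0,0.8]]}}

```text
clock: 36.4
position: [0.6599, 0.0215, 0.2453]
ee_rot: [3.141, -0.011, 0.02]
force: [0.6, -0.2, -1.7]
width: 0.187
```

```bash
python3 - <<'E'
from h import *
m,im=shot("wrist","i1.png"); say([.656,.096,.14],0); np.savez("i1.npz",**m)
E
```

```text
t 36.45 pos [0.659  0.0196 0.2454] yaw -0.009 F [ 0.3  0.  -1.7] w 0.185
total shift(frac) [-0.033 -0.51   0.702] turn(frac) [ 0.003 -0.025 -0.017]
```

View pics/i1.png

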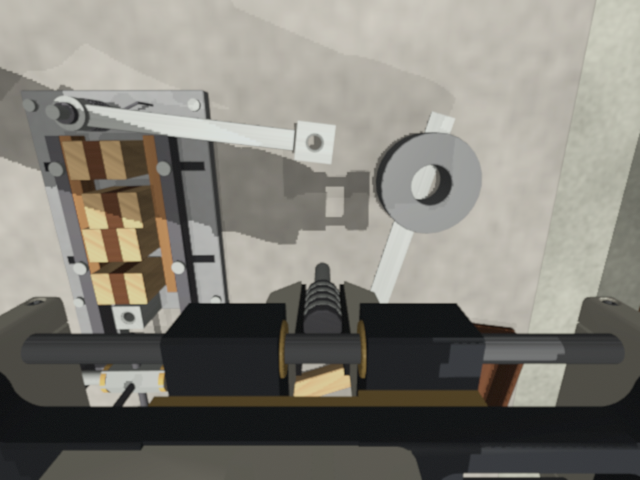

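```bash
python3 - <<'E'
from h import *
im=cv2.imread("pics/i1.png")
cv2.imwrite("pics/i1b.png",np.hstack([cv2.resize(im[115:170,285:345],None,fx=6.5,fy=6.5,interpolation=cv2.INTER_CUBIC),cv2.resize(im[255:310,295:355],None,fx=6.5,fy=6.5,interpolation=cv2.INTER_CUBIC)]))
E
```

```text
(no output)
```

View pics/i1b.png

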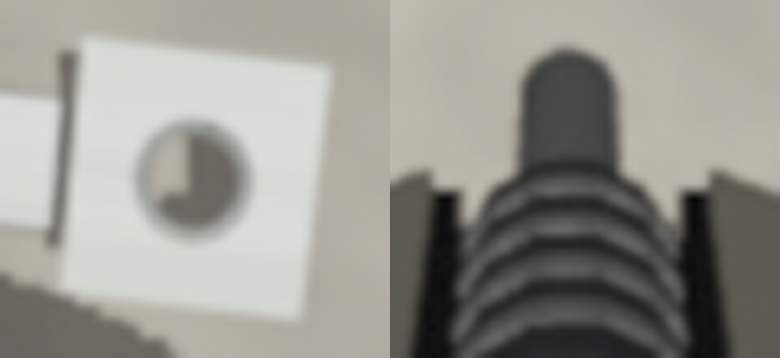

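```bash
python3 - <<'E'
from h import *
m=dict(np.load("i1.npz"))
e=cast(m,(314.7,142.8),.086); print("eye",e.round(4))
o=observe(); print(o["position"].round(4))
R=Rn.from_rotvec(o["ee_rot"]); tip=o["position"]+R.apply([0,0,.0449]); print("tip pred",tip.round(4),proj(m,tip).round(1))
for r in (264,266,268): print(cast(m,(322.4,r),tip[2]).round(4))
say([e[0],e[1],.15],0)
E
```

```text
eye [0.656  0.0954 0.086 ]
[0.659  0.0196 0.2454]
tip pred [0.6595 0.0195 0.2005] [320.2 268.2]
[0.661  0.0224 0.2005]
[0.661  0.021  0.2005]
[0.661  0.0196 0.2005]
t 36.45 pos [0.659  0.0196 0.2454] yaw -0.009 F [ 0.3  0.  -1.7] w 0.185
total shift(frac) [-0.032 -0.506  0.635] turn(frac) [ 0.003 -0.025 -0.017]
```

Request:
{"name": "play_rows", "arguments": {"rows": [[-0.01,-0.18,0.2,0.003,-0.025,-0.017,0.8],[-0.01,-0.17,0.2,0,0,0,0.8],[-0.01,-0.13,0.2,0,0,0,0.8],[0,0,0,0,0,0,0.8],[0,0,0,0,0,0,0.8]]}}

```text
clock: 36.95
position: [0.6534, 0.0839, 0.155]
ee_rot: [3.138, -0.016, 0.002]
force: [0.5, -1.4, -0.2]
width: 0.186
```

```bash
python3 - <<'E'
from h import *
m,im=shot("wrist","i2.png"); say([.6545,.0945,.146],0); np.savez("i2.npz",**m)
E
```

```text
t 37.0 pos [0.6532 0.0843 0.1549] yaw -0.01 F [-0.   0.8 -0.9] w 0.186
total shift(frac) [ 0.008 -0.068  0.059] turn(frac) [ 0.006 -0.002 -0.02 ]
```

View pics/i2.png

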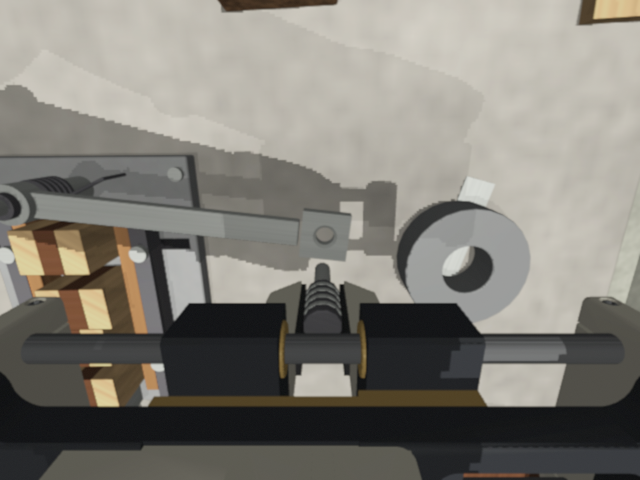

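```bash
python3 - <<'E'
from h import *
im=cv2.imread("pics/i2.png"); m=dict(np.load("i2.npz"))
cv2.imwrite("pics/i2b.png",cv2.resize(im[200:310,280:370],None,fx=6,fy=5,interpolation=cv2.INTER_CUBIC))
print(cast(m,(325,234.5),.086).round(4)); print(cast(m,(322.3,267),.155-.0449).round(4))
E
```

```text
[0.6559 0.0974 0.086 ]
[0.6538 0.0826 0.1101]
```

View pics/i2b.png

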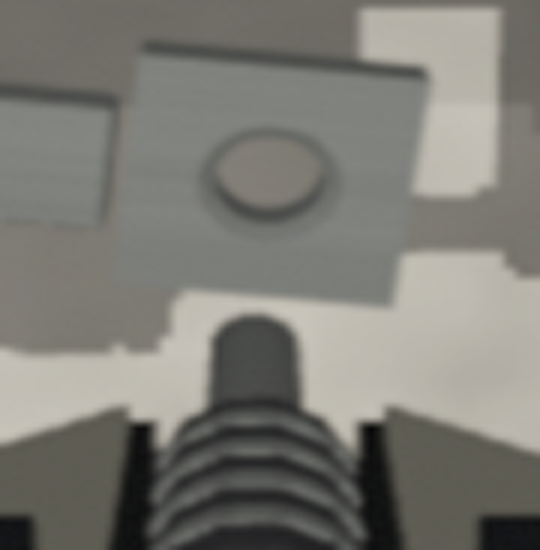

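Request:
{"name": "play_rows", "arguments": {"rows": [[0.012,-0.08,0.05,0.006,0,-0.02,0.8],[0,-0.01,0.03,0,0,0,0.8],[0,0,0,0,0,0,0.8],[0,0,0,0,0,0,0.8]]}}

```text
clock: 37.4
position: [0.6571, 0.0947, 0.1459]
ee_rot: [-3.141, 0.005, -0.01]
force: [-0.7, -0.2, -0.7]
width: 0.187
```

```bash
python3 - <<'E'
from h import *
m,im=shot("wrist","i3.png"); say([.655,.0965,.139],0); np.savez("i3.npz",**m)
s=get_image("side"); c=get_image("scene")
w=cv2.resize(im[190:310,260:380],(360,360),interpolation=cv2.INTER_CUBIC)
ms,mc=camera_model("side"),camera_model("scene")
def crop(im,m):
    u,v=proj(m,[.656,.096,.1]).astype(int); return cv2.resize(im[v-30:v+30,u-30:u+30],(360,360),interpolation=cv2.INTER_CUBIC)
cv2.imwrite("pics/i3b.png",cv2.resize(np.hstack([w,crop(s,ms),crop(c,mc)]),(798,266)))
cv2.imwrite("pics/i3c.png",np.hstack([crop(s,ms),crop(c,mc)]))
E
```

```text
t 37.45 pos [0.6571 0.0945 0.1459] yaw -0.004 F [0.6 0.4 0.2] w 0.186
total shift(frac) [-0.014 -0.013  0.046] turn(frac) [-0.    -0.012 -0.007]
```

View pics/i3b.png

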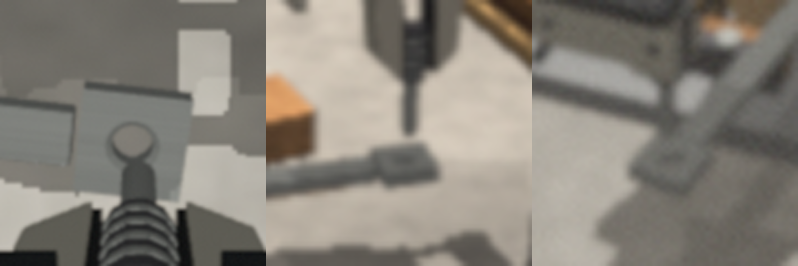

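View pics/i3c.png

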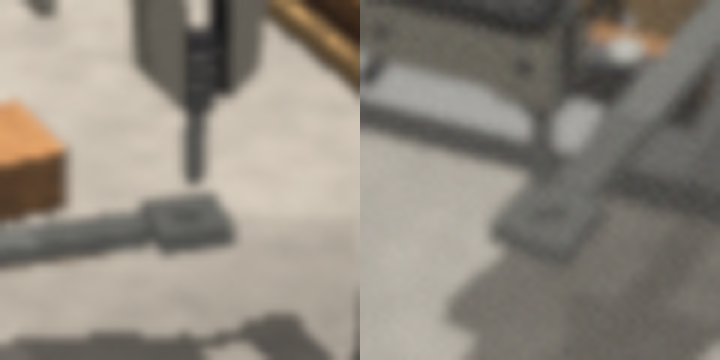

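```bash
python3 - <<'E'
from h import *
o=observe()["position"]; zt=o[2]-.0449; print(o.round(4))
for n,t,e in [("side",(192,176),(185,214)),("scene",(185,165),(187,213))]:
    m=camera_model(n); u,v=proj(m,[.656,.096,.1]).astype(int)
    f=lambda p:(u-30+p[0]/6,v-30+p[1]/6)
    a=cast(m,f(t),zt);b=cast(m,f(e),.086); print(n,"tip",a.round(4),"eye",b.round(4),"diff",(b-a)[:2].round(4))
m=dict(np.load("i3.npz")); g=lambda p:(260+p[0]*120/266,190+p[1]*120/266)
a=cast(m,g((138,170)),zt);b=cast(m,g((132,143)),.086); print("wrist tip",g((138,170)),a.round(4),b.round(4),(b-a)[:2].round(4)); print("pred tip px",proj(m,[o[0],o[1],zt]))
E
```

```text
[0.657  0.0947 0.1458]
side tip [0.6619 0.1003 0.1009] eye [0.6563 0.0946 0.086 ] diff [-0.0056 -0.0057]
scene tip [0.645  0.0933 0.1009] eye [0.6552 0.0984 0.086 ] diff [0.0102 0.0051]
wrist tip (322.2556390977444, 266.69172932330827) [0.6577 0.0937 0.1009] [0.656  0.0968 0.086 ] [-0.0018  0.0031]
pred tip px [321.16948876 265.37061748]
```

Request:
{"name": "play_rows", "arguments": {"rows": [[-0.018,-0.018,0,0,-0.01,-0.007,0.8],[0,0,0.03,0,0,0,0.8],[0,0,0.0,0,0,0,0.8],[0,0,0,0,0,0,0.8]]}}

```text
clock: 37.95
position: [0.6541, 0.0974, 0.1411]
ee_rot: [-3.141, -0.0, -0.001]
force: [-0.5, 0.8, -0.6]
width: 0.187
```

```bash
python3 - <<'E'
from h import *
m,im=shot("wrist","i4.png"); say([.655,.097,.139],0); np.savez("i4.npz",**m)
cv2.imwrite("pics/i4b.png",cv2.resize(im[190:310,260:380],(600,600),interpolation=cv2.INTER_CUBIC))
E
```

```text
t 38.0 pos [0.654  0.0975 0.1411] yaw 0.0 F [-0.1  0.5 -0.6] w 0.185
total shift(frac) [0.007 0.003 0.014] turn(frac) [-0.    -0.001  0.   ]
```

View pics/i4b.png

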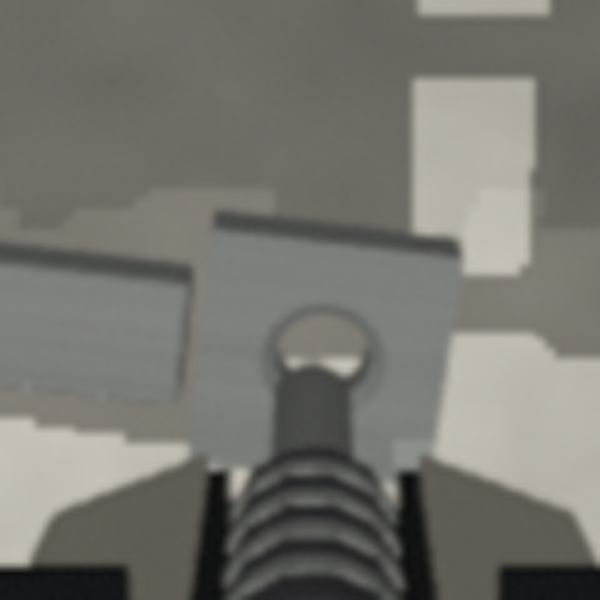

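```bash
python3 - <<'E'
from h import *
m=dict(np.load("i4.npz")); o=observe()["position"]; zt=o[2]-.0449
for r in (376,382): print(cast(m,(260+312/5,190+r/5),zt).round(4))
print(cast(m,(260+322/5,190+352/5),.086).round(4)); print(proj(m,[o[0],o[1],zt]), (322.4,266))
E
```

```text
[0.6546 0.0975 0.0962]
[0.6546 0.0967 0.0962]
[0.656 0.097 0.086]
[321.5344779  265.27503771] (322.4, 266)
```

Request:
{"name": "play_rows", "arguments": {"rows": [[0.012,0,0.04,0,0,0,0.8],[0,0,0.04,0,0,0,0.8],[0,0,0.04,0,0,0,0.8],[0,0,0,0,0,0,0.8]]}}

```text
clock: 38.4
position: [0.6559, 0.0974, 0.1211]
ee_rot: [3.142, 0.0, 0.0]
force: [-0.6, -0.5, -0.8]
width: 0.187
```

```bash
python3 - <<'E'
from h import *
say([.6555,.097,.119],0)
E
```

```text
t 38.4 pos [0.6559 0.0974 0.1211] yaw 0.0 F [-0.6 -0.5 -0.8] w 0.187
total shift(frac) [-0.003  0.003  0.014] turn(frac) [ 0. -0.  0.]
```

Request:
{"name": "play_rows", "arguments": {"rows": [[0,0,0.03,0,0,0,0.8],[0,0,0,0,0,0,0.8]]}}

```text
clock: 38.6
position: [0.6557, 0.0974, 0.1159]
ee_rot: [3.141, 0.0, -0.0]
force: [-0.5, 0.2, -1.3]
width: 0.182
```

```bash
python3 - <<'E'
from h import *
m,im=shot("wrist","i5.png"); say([.6555,.097,.118],0)
cv2.imwrite("pics/i5b.png",cv2.resize(im[150:310,220:420],(750,600),interpolation=cv2.INTER_CUBIC))
E
```

```text
t 38.65 pos [0.656  0.0973 0.1163] yaw -0.0 F [-0.4 -0.6 -1. ] w 0.185
total shift(frac) [-0.003  0.002 -0.011] turn(frac) [ 0.    -0.001 -0.   ]
```

View pics/i5b.png

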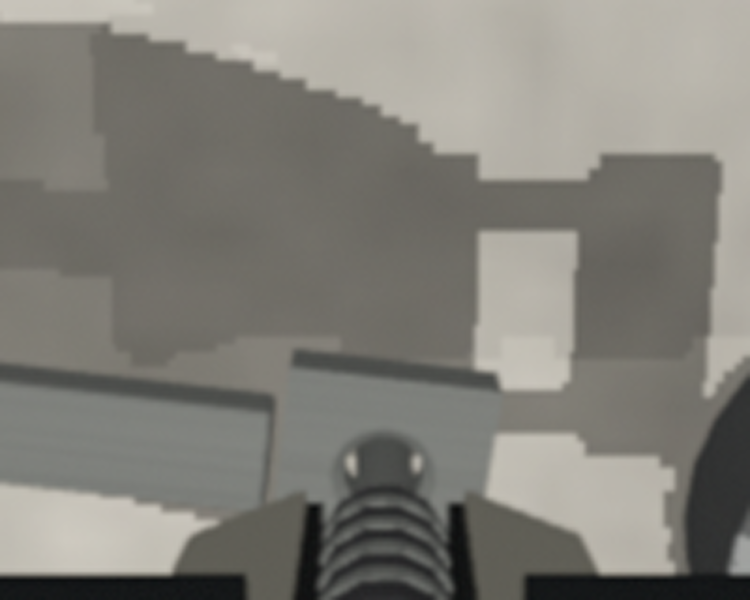

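```bash
cat >> h.py <<'E'
def arc(n=4,step=.1,z=.1175,off=(0,0)):
    o=observe(); p=o["position"]; P=np.array([.4440,.1235]); d=p[:2]-P; ph=np.arctan2(d[1],d[0]); r=np.hypot(*d)
    R=Rn.from_rotvec(o["ee_rot"]); print("t",round(o["clock"],1),"pos",p.round(4),"phi",round(ph,3),"swept",round(-.1246-ph,3),"r",round(r,4),"F",o["force"].round(1),"w",o["width"].round(3))
    q=p.copy(); 
    for i in range(n):
        ph2=max(ph-step*(i+1),-1.5746); t=np.array([P[0]+.2132*np.cos(ph2),P[1]+.2132*np.sin(ph2),z]); 
        print((R.inv().apply(t-q)/.15).round(3)); q=t
    tx=R.as_matrix(); rv=(R.inv()*Rn.from_matrix(np.diag([1.,-1,-1]))).as_rotvec()/.5; print("turn",rv.round(3))
E
python3 -c "
from h import *
arc()"
```

```text
Traceback (most recent call last):
  File "h.py", line 49, in arc
    R=Rn.from_rotvec(o["ee_rot"]); print("t",round(o["clock"],1),"pos",p.round(4),"phi",round(ph,3),"swept",round(-.1246-ph,3),"r",round(r,4),"F",o["force"].round(1),"w",o["width"].round(3))
                                                                                                                                                                          ^^^^^^^^^^^^^^^^
AttributeError: 'float' object has no attribute 'round'
```

```bash
sed -i 's/o\["width"\].round(3)/round(o["width"],3)/' h.py
python3 -c "
from h import *
arc()"
```

```text
t 38.6 pos [0.656  0.0973 0.1163] phi -0.123 swept -0.002 r 0.2136 F [-0.4 -0.6 -1. ] w 0.185
[-0.027  0.14  -0.008]
[-0.038  0.137  0.   ]
[-0.052  0.132  0.   ]
[-0.065  0.126  0.   ]
turn [ 0.    -0.001 -0.   ]
```

Request:
{"name": "play_rows", "arguments": {"rows": [[-0.027,0.14,-0.006,0,0,0,0.8],[-0.038,0.137,0,0,0,0,0.8],[-0.052,0.132,0,0,0,0,0.8]]}}

```text
clock: 38.95
position: [0.64, 0.0405, 0.117]
ee_rot: [-3.138, -0.012, -0.004]
force: [0.1, 1.6, -0.6]
width: 0.185
```

```bash
python3 -c "
from h import *
arc()"
```

```text
t 39.0 pos [0.64   0.0405 0.117 ] phi -0.401 swept 0.276 r 0.2128 F [ 0.1  1.6 -0.6] w 0.185
[-0.061  0.128 -0.004]
[-0.075  0.12  -0.001]
[-0.087  0.112 -0.001]
[-0.098  0.103 -0.001]
turn [-0.006 -0.005  0.016]
```

Excellent tracking.

Request:
{"name": "play_rows", "arguments": {"rows": [[-0.061,0.128,-0.004,-0.006,-0.005,0.016,0.8],[-0.075,0.12,0,0,0,0,0.8],[-0.087,0.112,0,0,0,0,0.8]]}}

```text
clock: 39.25
position: [0.6064, -0.0151, 0.1182]
ee_rot: [-3.14, -0.0, -0.003]
force: [1.3, 3.2, -1.0]
width: 0.184
```

```bash
python3 -c "
from h import *
arc()"
```

```text
t 39.2 pos [ 0.6064 -0.0151  0.1182] phi -0.706 swept 0.582 r 0.2135 F [ 1.3  3.2 -1. ] w 0.184
[-0.099  0.102  0.004]
[-0.107  0.093 -0.   ]
[-0.116  0.082 -0.   ]
[-0.124  0.07  -0.   ]
turn [-0.003 -0.004  0.   ]
```

Request:
{"name": "play_rows", "arguments": {"rows": [[-0.099,0.102,0.006,-0.003,-0.004,0,0.8],[-0.107,0.093,0,0,0,0,0.8],[-0.116,0.082,0,0,0,0,0.8]]}}

```text
clock: 39.55
position: [0.5574, -0.0583, 0.1183]
ee_rot: [-3.14, 0.002, -0.005]
force: [1.4, 2.9, -0.7]
width: 0.186
```

```bash
python3 -c "
from h import *
arc()"
```

```text
t 39.5 pos [ 0.5574 -0.0583  0.1183] phi -1.013 swept 0.888 r 0.2142 F [ 1.4  2.9 -0.7] w 0.186
[-0.128  0.063  0.005]
[-0.13   0.056 -0.   ]
[-0.135  0.043 -0.   ]
[-0.139  0.029 -0.   ]
turn [-0.003 -0.006 -0.002]
```

Request:
{"name": "play_rows", "arguments": {"rows": [[-0.128,0.063,0.006,-0.003,-0.006,0,0.8],[-0.13,0.056,0,0,0,0,0.8],[-0.135,0.043,0,0,0,0,0.8]]}}

```text
clock: 39.85
position: [0.4982, -0.0842, 0.1187]
ee_rot: [-3.14, 0.005, -0.009]
force: [3.0, 2.9, -0.1]
width: 0.186
```

```bash
python3 -c "
from h import *
arc()"
```

```text
t 39.9 pos [ 0.4982 -0.0842  0.1187] phi -1.315 swept 1.191 r 0.2146 F [ 3.   2.9 -0.1] w 0.186
[-0.142  0.02   0.007]
[-0.141  0.015 -0.001]
[-0.084  0.002 -0.   ]
[0. 0. 0.]
turn [-0.003 -0.011 -0.006]
```

Request:
{"name": "play_rows", "arguments": {"rows": [[-0.142,0.02,0.008,-0.003,-0.01,-0.006,0.8],[-0.13,0.012,0,0,0,0,0.8],[-0.07,0.002,0,0,0,0,0.8],[0,0,0,0,0,0,0.8]]}}

```text
clock: 40.25
position: [0.446, -0.0909, 0.1193]
ee_rot: [-3.14, 0.006, -0.013]
force: [3.7, 0.6, -3.0]
width: 0.189
```

```bash
python3 -c "
from h import *
arc()
m,im=shot('wrist','j1.png'); np.savez('j1.npz',**m)
cv2.imwrite('pics/j1b.png',cv2.resize(im[150:310,220:420],(750,600),interpolation=cv2.INTER_CUBIC))
"
```

```text
t 40.2 pos [ 0.446  -0.0909  0.1193] phi -1.561 swept 1.437 r 0.2144 F [ 3.7  0.6 -3. ] w 0.189
[-0.019 -0.008  0.012]
[0. 0. 0.]
[0. 0. 0.]
[0. 0. 0.]
turn [-0.003 -0.016 -0.008]
```

View pics/j1b.png

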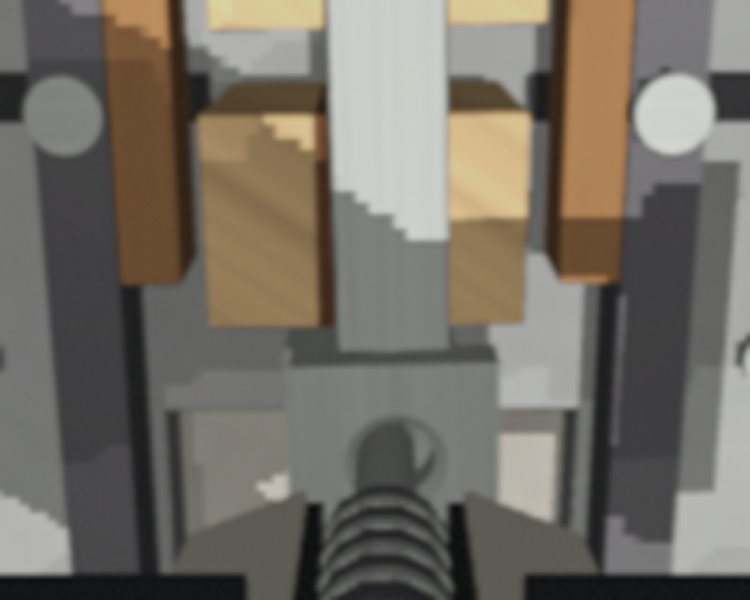

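Request:
{"name": "play_rows", "arguments": {"rows": [[-0.02,-0.008,0,-0.003,-0.016,-0.008,0.8],[0,0,0.04,0,0,0,0.8],[0,0,0,0,0,0,0.8]]}}

```text
clock: 40.6
position: [0.4478, -0.0904, 0.1139]
ee_rot: [3.138, 0.003, 0.008]
force: [3.2, 0.1, -2.9]
width: 0.183
```

```bash
python3 -c "
from h import *
arc(1)"
```

```text
t 40.6 pos [ 0.4478 -0.0904  0.1139] phi -1.553 swept 1.429 r 0.214 F [ 3.2  0.1 -2.9] w 0.183
[-0.03  -0.005 -0.024]
turn [ 0.007 -0.01   0.004]
```

Request:
{"name": "play_rows", "arguments": {"rows": [[-0.035,-0.004,-0.01,0,-0.01,0,0.8],[-0.01,0,0,0,0,0,0.8],[0,0,0,0,0,0,0.8]]}}

```text
clock: 40.9
position: [0.4418, -0.0902, 0.1151]
ee_rot: [3.137, 0.004, -0.0]
force: [4.2, -0.3, 0.1]
width: 0.184
```

```bash
python3 -c "
from h import *
arc(1)"
```

```text
t 40.9 pos [ 0.4418 -0.0902  0.1151] phi -1.581 swept 1.457 r 0.2137 F [ 4.2 -0.3  0.1] w 0.184
[ 0.009 -0.003 -0.016]
turn [0.01  0.    0.005]
```

Request:
{"name": "play_rows", "arguments": {"rows": [[0.006,0,0.04,0.008,0,0,0.8],[0,0,0.04,0,0,0,0.8],[0,0,0.02,0,0,0,0.8]]}}

```text
clock: 41.2
position: [0.4438, -0.0904, 0.0996]
ee_rot: [3.141, 0.004, 0.003]
force: [3.4, 0.0, 2.3]
width: 0.186
```

```bash
python3 -c "
from h import *
arc(1)"
```

```text
t 41.2 pos [ 0.4438 -0.0904  0.0996] phi -1.572 swept 1.447 r 0.2139 F [3.4 0.  2.3] w 0.186
[-0.004 -0.005 -0.119]
turn [ 0.001 -0.004  0.005]
```

Entering the boss. Down ~7 mm more.

Request:
{"name": "play_rows", "arguments": {"rows": [[0,0,0.03,0,0,0,0.8],[0,0,0.03,0,0,0,0.8],[0,0,0.02,0,0,0,0.8],[0,0,0.0,0,0,0,0.8]]}}

```text
clock: 41.6
position: [0.4458, -0.0911, 0.0909]
ee_rot: [-3.136, -0.002, -0.009]
force: [-2.2, 1.7, 11.8]
width: 0.184
```

```bash
python3 -c "
from h import *
arc(1)
m,im=shot('side','j2.png'); u,v=proj(m,[.444,-.09,.09]).astype(int)
m2,im2=shot('scene','j3.png'); a,b=proj(m2,[.444,-.09,.09]).astype(int)
cv2.imwrite('pics/j2b.png',np.hstack([cv2.resize(im[v-45:v+45,u-45:u+45],(400,400),interpolation=cv2.INTER_CUBIC),cv2.resize(im2[b-45:b+45,a-45:a+45],(400,400),interpolation=cv2.INTER_CUBIC)]))
"
```

```text
t 41.6 pos [ 0.4458 -0.0911  0.0909] phi -1.562 swept 1.438 r 0.2146 F [-2.2  1.7 11.8] w 0.184
[-0.017 -0.01  -0.178]
turn [-0.01  -0.011  0.002]
```

View pics/j2b.png

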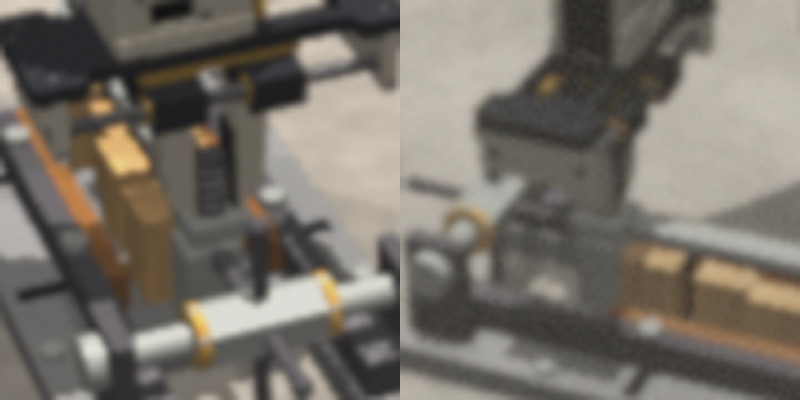

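Request:
{"name": "play_rows", "arguments": {"rows": [[0,0,0,0,0,0,0.2],[0,0,0,0,0,0,0.2],[0,0,0,0,0,0,0.2],[0,0,-0.15,0,0,0,0.2],[0,0,-0.2,0,0,0,0.2]]}}

```text
clock: 42.2
position: [0.438, -0.0902, 0.1395]
ee_rot: [-3.135, 0.001, 0.017]
force: [1.5, -0.3, -0.3]
width: 0.398
```

Request:
{"name": "play_rows", "arguments": {"rows": [[0,0.1,-0.3,0,0,0,0.2],[0,0.25,-0.2,0,0,0,0.2],[0,0.25,-0.2,0,0,0,0.9],[0,0.25,0,0,0,0,0.9],[0,0.25,0,0,0,0,0.9]]}}

```text
clock: 42.7
position: [0.4389, -0.254, 0.2473]
ee_rot: [-3.132, -0.022, 0.024]
force: [0.2, 0.6, -0.0]
width: 0.188
```

```bash
python3 -c "
from h import *
arc(1)
m,im=shot('wrist','k1.png'); np.savez('k1.npz',**m)
m,im=shot('side','k2.png'); u,v=proj(m,[.444,-.09,.09]).astype(int)
m2,im2=shot('scene','k3.png'); a,b=proj(m2,[.444,-.09,.09]).astype(int)
cv2.imwrite('pics/k2b.png',np.hstack([cv2.resize(im[v-60:v+60,u-60:u+60],(400,400),interpolation=cv2.INTER_CUBIC),cv2.resize(im2[b-45:b+45,a-25:a+65],(400,400),interpolation=cv2.INTER_CUBIC)]))
"
```

```text
t 42.7 pos [ 0.4389 -0.254   0.2473] phi -1.584 swept 1.46 r 0.3775 F [ 0.2  0.6 -0. ] w 0.188
[ 0.058 -1.086  0.875]
turn [-0.019  0.031  0.028]
```

View pics/k2b.png

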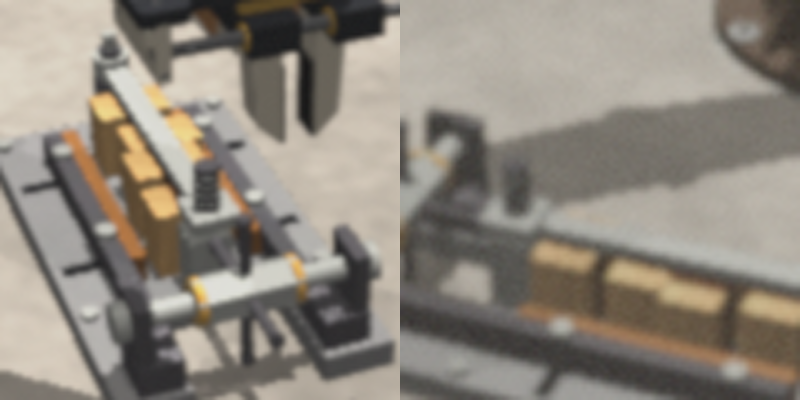

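View pics/k1.png

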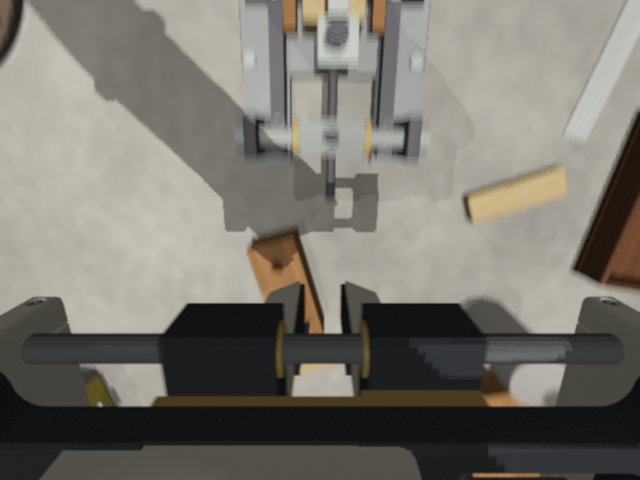

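```bash
python3 - <<'E'
from h import *
m=dict(np.load("k1.npz"))
for p,z in [((331,140),.130),((332,72),.07),((332,192),.07),((337,38),.12),((332,137),.09)]: print(p,z,cast(m,p,z).round(4))
say([.4443,-.197,.103],0)
E
```

```text
(331, 140) 0.13 [ 0.4432 -0.1757  0.13  ]
(332, 72) 0.07 [ 0.4434 -0.117   0.07  ]
(332, 192) 0.07 [ 0.4459 -0.226   0.07  ]
(337, 38) 0.12 [ 0.4462 -0.1022  0.12  ]
(332, 137) 0.09 [ 0.4444 -0.1734  0.09  ]
t 42.85 pos [ 0.4374 -0.2562  0.2468] yaw 0.007 F [ 0.5  1.8 -1.2] w 0.072
total shift(frac) [ 0.065 -0.387  0.961] turn(frac) [-0.015  0.034  0.013]
```

Request:
{"name": "play_rows", "arguments": {"rows": [[0.03,-0.13,0.15,-0.015,0.034,0.013,1],[0.02,-0.12,0.25,0,0,0,1],[0,-0.05,0.25,0,0,0,1],[0,0,0.2,0,0,0,1],[0,0,0,0,0,0,1]]}}

```text
clock: 43.35
position: [0.4429, -0.2033, 0.1133]
ee_rot: [-3.138, -0.005, 0.007]
force: [-0.1, -0.9, 0.5]
width: 0.005
```

```bash
python3 - <<'E'
from h import *
say([.4443,-.203,.103],0)
E
```

```text
t 43.35 pos [ 0.4429 -0.2033  0.1133] yaw 0.003 F [-0.1 -0.9  0.5] w 0.005
total shift(frac) [ 0.01  -0.001  0.069] turn(frac) [-0.008  0.009  0.006]
```

Request:
{"name": "play_rows", "arguments": {"rows": [[0.01,0,0.06,-0.008,0.009,0.006,1],[0,-0.1,0.01,0,0,0,1],[0,-0.1,0,0,0,0,1],[0,-0.1,0,0,0,0,1],[0,-0.1,0,0,0,0,1]]}}

```text
clock: 43.85
position: [0.4454, -0.1457, 0.1056]
ee_rot: [3.135, -0.007, 0.006]
force: [-0.3, -4.0, 0.1]
width: 0.008
```

```bash
python3 - <<'E'
from h import *
say([.4443,-.146,.103],0)
m,im=shot("side","l1.png"); u,v=proj(m,[.444,-.168,.09]).astype(int)
cv2.imwrite("pics/l1b.png",cv2.resize(im[v-60:v+60,u-60:u+60],(600,600),interpolation=cv2.INTER_CUBIC))
E
```

```text
t 43.85 pos [ 0.4454 -0.1457  0.1056] yaw -0.004 F [-0.3 -4.   0.1] w 0.008
total shift(frac) [-0.007  0.002  0.017] turn(frac) [ 0.014 -0.008 -0.009]
```

View pics/l1b.png

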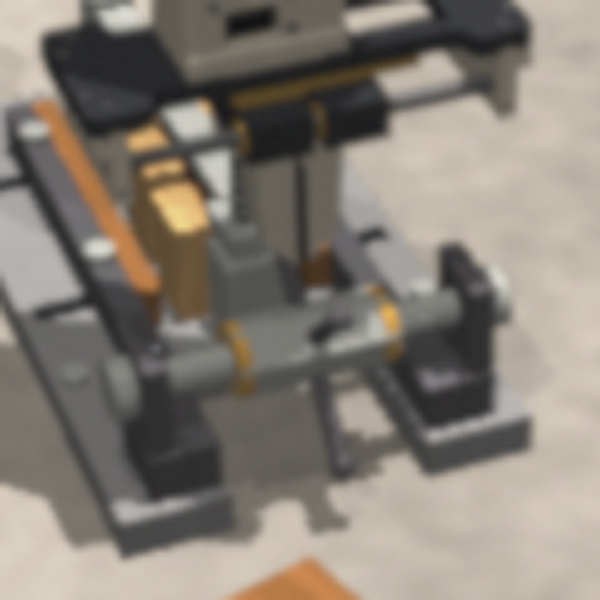

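Request:
{"name": "play_rows", "arguments": {"rows": [[0,0,-0.22,0.014,-0.008,-0.009,1],[0,0.3,-0.04,0,0,0,1],[0,0.3,0,0,0,0,1],[0,0,0,0,0,0,1]]}}

```text
clock: 44.3
position: [0.4511, -0.229, 0.1488]
ee_rot: [-3.139, -0.032, -0.007]
force: [-0.5, 0.7, 0.0]
width: 0.008
```

```bash
python3 - <<'E'
from h import *
say([.4443,-.23,.103],0)
E
```

```text
t 44.3 pos [ 0.4511 -0.229   0.1488] yaw 0.021 F [-0.5  0.7  0. ] w 0.008
total shift(frac) [-0.047  0.006  0.305] turn(frac) [-0.004 -0.008  0.041]
```

Request:
{"name": "play_rows", "arguments": {"rows": [[-0.047,0,0.15,-0.004,-0.008,0.041,1],[0,0,0.15,0,0,0,1],[0,-0.06,0.02,0,0,0,1]]}}

```text
clock: 44.6
position: [0.4464, -0.2234, 0.103]
ee_rot: [3.139, -0.008, 0.012]
force: [0.0, 0.4, -0.2]
width: 0.006
```

```bash
python3 - <<'E'
from h import *
say([.4443,-.146,.103],0)
E
```

```text
t 44.6 pos [ 0.4464 -0.2234  0.103 ] yaw -0.005 F [ 0.   0.4 -0.2] w 0.006
total shift(frac) [-0.017 -0.516 -0.001] turn(frac) [ 0.004 -0.015 -0.01 ]
```

Request:
{"name": "play_rows", "arguments": {"rows": [[-0.015,-0.11,0,0.004,-0.015,-0.01,1],[0,-0.11,0,0,0,0,1],[0,-0.11,0,0,0,0,1],[0,-0.11,0,0,0,0,1],[0,-0.08,0,0,0,0,1]]}}

```text
clock: 45.1
position: [0.4469, -0.1508, 0.1092]
ee_rot: [3.129, -0.012, 0.015]
force: [-0.8, -4.1, -0.1]
width: 0.001
```

```bash
python3 - <<'E'
from h import *
say([.4443,-.146,.103],0)
m,im=shot("side","l2.png"); u,v=proj(m,[.444,-.168,.09]).astype(int)
cv2.imwrite("pics/l2b.png",cv2.resize(im[v-60:v+60,u-60:u+60],(600,600),interpolation=cv2.INTER_CUBIC))
E
```

```text
t 45.1 pos [ 0.4469 -0.1508  0.1092] yaw -0.007 F [-0.8 -4.1 -0.1] w 0.001
total shift(frac) [-0.018 -0.032  0.041] turn(frac) [ 0.026 -0.019 -0.015]
```

View pics/l2b.png

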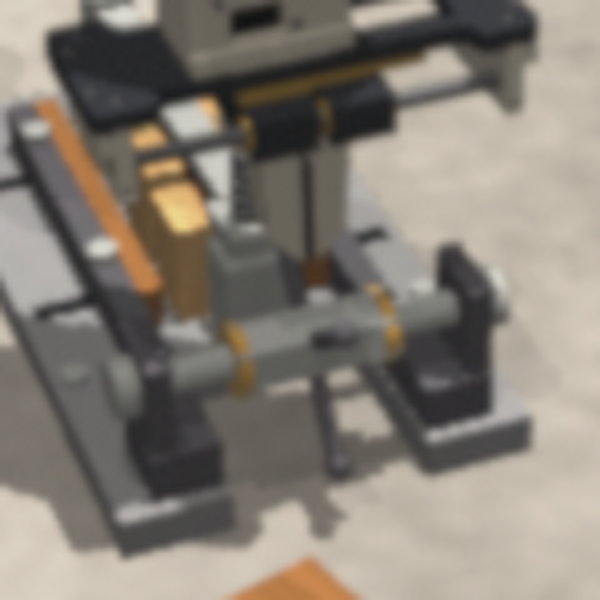

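Request:
{"name": "play_rows", "arguments": {"rows": [[-0.01,-0.05,0.05,0.026,-0.019,-0.015,1],[0,-0.05,0.02,0,0,0,1],[0,0,-0.22,0,0,0,1],[0,0.3,-0.05,0,0,0,1],[0,0.3,0.04,0,0,0,1]]}}

```text
clock: 45.65
position: [0.4505, -0.2117, 0.1334]
ee_rot: [-3.133, -0.04, 0.003]
force: [1.1, 0.7, 0.6]
width: 0.001
```

```bash
python3 - <<'E'
from h import *
say([.4443,-.23,.103],0)
E
```

```text
t 45.65 pos [ 0.4505 -0.2117  0.1334] yaw 0.026 F [1.1 0.7 0.6] w 0.001
total shift(frac) [-0.044  0.123  0.202] turn(frac) [-0.017  0.004  0.051]
```

Request:
{"name": "play_rows", "arguments": {"rows": [[-0.045,0.1,0,-0.017,0.004,0.05,1],[0,0.0,0.13,0,0,0,1],[0,0,0.08,0,0,0,1],[0,-0.1,0.01,0,0,0,1],[0,-0.1,0.01,0,0,0,1]]}}

```text
clock: 46.15
position: [0.4427, -0.2026, 0.0971]
ee_rot: [3.139, -0.021, 0.0]
force: [1.5, -5.6, 5.6]
width: 0.005
```

```bash
python3 - <<'E'
from h import *
say([.4443,-.146,.102],0)
E
```

```text
t 46.15 pos [ 0.4427 -0.2026  0.0971] yaw -0.013 F [ 1.5 -5.6  5.6] w 0.005
total shift(frac) [ 0.006 -0.377 -0.033] turn(frac) [ 0.004 -0.    -0.026]
```

Request:
{"name": "play_rows", "arguments": {"rows": [[0,-0.11,-0.01,0.004,0,-0.026,1],[0,-0.11,0,0,0,0,1],[0,-0.1,0.01,0,0,0,1],[0,-0.07,0.01,0,0,0,1],[0,-0.02,0,0,0,0,1]]}}

```text
clock: 46.65
position: [0.4433, -0.141, 0.095]
ee_rot: [3.134, -0.005, 0.003]
force: [0.2, -3.9, 2.1]
width: 0.003
```

```bash
python3 - <<'E'
from h import *
say([.4443,-.146,.102],0)
E
```

```text
t 46.65 pos [ 0.4433 -0.141   0.095 ] yaw -0.003 F [ 0.2 -3.9  2.1] w 0.003
total shift(frac) [ 0.007  0.034 -0.047] turn(frac) [ 0.015 -0.003 -0.007]
```

Request:
{"name": "play_rows", "arguments": {"rows": [[0,0,-0.3,0.015,-0.003,0,1],[0,0.2,-0.08,0,0,0,1],[0,0.3,0,0,0,0,1],[-0.03,0.1,0,0,0,0.04,1],[0,0,0,0,0,0,1]]}}

```text
clock: 47.15
position: [0.4388, -0.2251, 0.1521]
ee_rot: [-3.136, 0.017, 0.01]
force: [0.0, 0.7, 0.1]
width: 0.007
```

```bash
python3 - <<'E'
from h import *
say([.4443,-.223,.102],0)
E
```

```text
t 47.15 pos [ 0.4388 -0.2251  0.1521] yaw -0.011 F [0.  0.7 0.1] w 0.007
total shift(frac) [ 0.039 -0.013  0.334] turn(frac) [-0.011  0.013 -0.022]
```

Request:
{"name": "play_rows", "arguments": {"rows": [[0.035,0,0.17,-0.011,0.013,-0.02,1],[0,0.0,0.15,0,0,0,1],[0,-0.08,0.0,0,0,0,1],[0,-0.1,0.0,0,0,0,1],[0,-0.11,0.01,0,0,0,1]]}}

```text
clock: 47.65
position: [0.4436, -0.179, 0.1001]
ee_rot: [-3.141, 0.004, 0.001]
force: [-0.5, -6.2, 5.9]
width: 0.008
```

Request:
{"name": "play_rows", "arguments": {"rows": [[0,-0.11,0,0,0,0,1],[0,-0.1,0.02,0,0,0,1],[0,-0.06,0.02,0,0,0,1],[0,-0.02,0.02,0,0,0,1]]}}

```text
clock: 48.05
position: [0.4436, -0.132, 0.0903]
ee_rot: [3.139, 0.001, -0.002]
force: [0.0, -2.6, 1.5]
width: 0.004
```

```bash
python3 - <<'E'
from h import *
say([.4443,-.142,.096],0)
m,im=shot("side","l3.png"); u,v=proj(m,[.444,-.168,.09]).astype(int)
cv2.imwrite("pics/l3b.png",cv2.resize(im[v-60:v+60,u-60:u+60],(600,600),interpolation=cv2.INTER_CUBIC))
E
```

```text
t 48.05 pos [ 0.4436 -0.132   0.0903] yaw 0.001 F [ 0.  -2.6  1.5] w 0.004
total shift(frac) [ 0.004  0.067 -0.038] turn(frac) [0.005 0.002 0.001]
```

View pics/l3b.png

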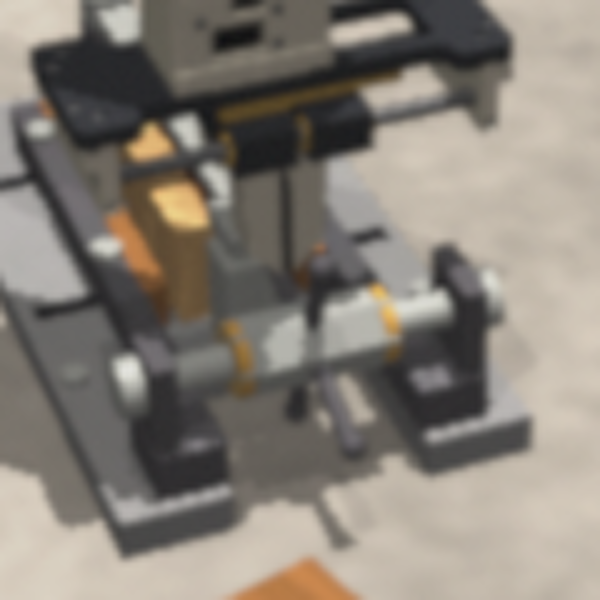

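Request:
{"name": "play_rows", "arguments": {"rows": [[0,0,-0.33,0,0,0,1],[0,0.1,-0.15,0,0,0,1],[0,0.3,0,0,0,0,1],[-0.03,0.2,0,0,0,0.04,1],[0,0,0,0,0,0,1]]}}

```text
clock: 48.6
position: [0.4392, -0.2179, 0.1627]
ee_rot: [-3.139, 0.013, 0.013]
force: [-0.7, -0.3, 0.5]
width: 0.004
```

```bash
python3 - <<'E'
from h import *
say([.4443,-.218,.102],0)
E
```

```text
t 48.6 pos [ 0.4392 -0.2179  0.1627] yaw -0.008 F [-0.7 -0.3  0.5] w 0.004
total shift(frac) [0.037 0.001 0.404] turn(frac) [-0.005  0.017 -0.016]
```

Request:
{"name": "play_rows", "arguments": {"rows": [[0.035,0,0.2,-0.005,0.015,-0.016,1],[0,0.0,0.18,0,0,0,1],[0,-0.06,0.0,0,0,0,1],[0,-0.1,0.0,0,0,0,1],[0,-0.11,0.0,0,0,0,1]]}}

```text
clock: 49.1
position: [0.4436, -0.1769, 0.1047]
ee_rot: [-3.14, 0.009, 0.003]
force: [0.6, -4.9, -1.2]
width: 0.001
```

Request:
{"name": "play_rows", "arguments": {"rows": [[0,-0.11,0,0,0,0,1],[0,-0.08,0.01,0,0,0,1],[0,-0.02,0.01,0,0,0,1]]}}

```text
clock: 49.4
position: [0.4439, -0.1428, 0.1038]
ee_rot: [-3.141, 0.007, 0.002]
force: [-0.8, -3.0, 1.1]
width: 0.005
```

```bash
cat >> h.py <<'E'
def theta():
    p=observe()["position"]; y=p[1]+.0095+.1685; z=p[2]-.070
    from scipy.optimize import brentq
    # finger front-bottom corner on the bar's rear face: y*cos - z*sin = -4.5mm
    f=lambda t: y*np.cos(t)-z*np.sin(t)+.0045
    t=brentq(f,-1.2,1.5); print("corner theta deg",round(np.degrees(t),1),"radius",round(1000*(y*np.sin(t)+z*np.cos(t)),1))
E
python3 - <<'E'
from h import *
say([.4443,-.142,.097],0); theta()
E
```

```text
t 49.4 pos [ 0.4439 -0.1428  0.1038] yaw -0.004 F [-0.8 -3.   1.1] w 0.005
total shift(frac) [ 0.003 -0.005  0.045] turn(frac) [-0.001  0.003 -0.009]
corner theta deg 51.4 radius 48.6
```

Request:
{"name": "play_rows", "arguments": {"rows": [[0,0,-0.3,0,0,0,1],[0,0.2,-0.1,0,0,0,1],[0,0.3,0,0,0,0,1],[-0.03,0.18,0,0,0,0.04,1],[0,0,0,0,0,0,1]]}}

```text
clock: 49.9
position: [0.4413, -0.239, 0.1675]
ee_rot: [-3.137, 0.014, 0.006]
force: [-0.3, 0.8, 0.6]
width: 0.004
```

```bash
python3 - <<'E'
from h import *
say([.4443,-.228,.100],0)
E
```

```text
t 49.9 pos [ 0.4413 -0.239   0.1675] yaw -0.009 F [-0.3  0.8  0.6] w 0.004
total shift(frac) [ 0.021 -0.072  0.451] turn(frac) [-0.01   0.008 -0.018]
```

Request:
{"name": "play_rows", "arguments": {"rows": [[0.02,-0.05,0.22,-0.01,0.008,-0.016,1],[0,0.0,0.22,0,0,0,1],[0,-0.06,0.02,0,0,0,1],[0,-0.11,0.0,0,0,0,1],[0,-0.12,0.0,0,0,0,1]]}}

```text
clock: 50.4
position: [0.4458, -0.1888, 0.1008]
ee_rot: [3.138, -0.01, 0.007]
force: [-1.1, -3.5, 2.3]
width: 0.003
```

```bash
python3 - <<'E'
from h import *
say([.4443,-.141,.097],0); theta()
E
```

```text
t 50.4 pos [ 0.4458 -0.1888  0.1008] yaw -0.006 F [-1.1 -3.5  2.3] w 0.003
total shift(frac) [-0.012 -0.319  0.024] turn(frac) [ 0.006 -0.008 -0.012]
corner theta deg -11.4 radius 32.3
```

Request:
{"name": "play_rows", "arguments": {"rows": [[-0.01,-0.11,0.01,0.006,-0.008,-0.012,1],[0,-0.11,0.01,0,0,0,1],[0,-0.08,0.01,0,0,0,1],[0,-0.02,0.0,0,0,0,1]]}}

```text
clock: 50.8
position: [0.4463, -0.1379, 0.101]
ee_rot: [3.138, 0.003, 0.007]
force: [-0.3, -2.3, 0.6]
width: 0.005
```

```bash
python3 - <<'E'
from h import *
say([.4443,-.141,.097],0); theta()
E
```

```text
t 50.8 pos [ 0.4463 -0.1379  0.101 ] yaw 0.002 F [-0.3 -2.3  0.6] w 0.005
total shift(frac) [-0.013  0.021  0.027] turn(frac) [ 0.007 -0.009  0.003]
corner theta deg 57.4 radius 50.5
```

Request:
{"name": "play_rows", "arguments": {"rows": [[0,0,-0.3,0,-0.009,0,1],[0,0.2,-0.1,0,0,0,1],[0,0.3,0,0,0,0,1],[-0.03,0.14,0,0,0,0.04,1],[0,0,0,0,0,0,1]]}}

```text
clock: 51.3
position: [0.4443, -0.2275, 0.1669]
ee_rot: [-3.14, 0.004, 0.002]
force: [0.2, -0.1, -0.5]
width: 0.003
```

```bash
python3 - <<'E'
from h import *
say([.4443,-.226,.100],0)
E
```

```text
t 51.3 pos [ 0.4443 -0.2275  0.1669] yaw -0.003 F [ 0.2 -0.1 -0.5] w 0.003
total shift(frac) [ 0.    -0.009  0.446] turn(frac) [-0.003  0.003 -0.005]
```

Request:
{"name": "play_rows", "arguments": {"rows": [[0,0,0.22,0,0,0,1],[0,0.0,0.21,0,0,0,1],[0,-0.06,0.02,0,0,0,1],[0,-0.11,0.0,0,0,0,1],[0,-0.11,0.0,0,0,0,1]]}}

```text
clock: 51.8
position: [0.4463, -0.1838, 0.102]
ee_rot: [-3.141, 0.008, -0.004]
force: [-0.5, -4.1, 2.8]
width: 0.007
```

Request:
{"name": "play_rows", "arguments": {"rows": [[0,-0.11,0,0,0,0,1],[0,-0.1,0.01,0,0,0,1],[0,-0.03,0.01,0,0,0,1]]}}

```text
clock: 52.1
position: [0.4476, -0.1448, 0.1026]
ee_rot: [3.14, -0.004, 0.008]
force: [0.4, -3.9, 1.1]
width: -0.001
```

```bash
python3 - <<'E'
from h import *
say([.4443,-.141,.097],0); theta()
E
```

```text
t 52.1 pos [ 0.4476 -0.1448  0.1026] yaw -0.003 F [ 0.4 -3.9  1.1] w -0.001
total shift(frac) [-0.022 -0.026  0.037] turn(frac) [ 0.003 -0.01  -0.006]
corner theta deg 51.1 radius 46.3
```

Request:
{"name": "play_rows", "arguments": {"rows": [[-0.01,-0.03,0.02,0,-0.01,0,1],[0,0,-0.3,0,0,0,1],[0,0.2,-0.1,0,0,0,1],[0,0.3,0,0,0,0,1],[-0.03,0.14,0,0,0,0.03,1]]}}

```text
clock: 52.6
position: [0.4447, -0.2272, 0.1627]
ee_rot: [-3.138, -0.003, 0.005]
force: [0.0, -0.4, -0.6]
width: 0.002
```

Request:
{"name": "play_rows", "arguments": {"rows": [[0,0,0,0,0,0,1]]}}

```text
clock: 52.7
position: [0.4439, -0.2293, 0.1633]
ee_rot: [-3.138, 0.003, 0.005]
force: [-0.4, 1.3, -0.1]
width: 0.006
```

```bash
python3 - <<'E'
from h import *
say([.4443,-.226,.100],0)
E
```

```text
t 52.7 pos [ 0.4439 -0.2293  0.1633] yaw -0.002 F [-0.4  1.3 -0.1] w 0.006
total shift(frac) [ 0.004 -0.021  0.422] turn(frac) [-0.007  0.007 -0.003]
```

Request:
{"name": "play_rows", "arguments": {"rows": [[0,0,0.22,0,0,0,1],[0,0.0,0.19,0,0,0,1],[0,-0.06,0.02,0,0,0,1],[0,-0.11,0.0,0,0,0,1],[0,-0.11,0.0,0,0,0,1]]}}

```text
clock: 53.2
position: [0.4441, -0.1856, 0.0996]
ee_rot: [-3.138, 0.009, 0.005]
force: [-0.8, -4.2, 3.4]
width: 0.005
```

Request:
{"name": "play_rows", "arguments": {"rows": [[0,-0.11,0,0,0,0,1],[0,-0.11,0.01,0,0,0,1],[0,-0.05,0.02,0,0,0,1]]}}

```text
clock: 53.5
position: [0.4444, -0.1429, 0.098]
ee_rot: [-3.141, 0.008, 0.003]
force: [-1.0, -3.8, 1.5]
width: 0.002
```

```bash
python3 - <<'E'
from h import *
say([.4443,-.141,.097],0); theta()
m,im=shot("side","l4.png"); u,v=proj(m,[.444,-.08,.07]).astype(int)
cv2.imwrite("pics/l4b.png",cv2.resize(im[v-80:v+80,u-90:u+90],(675,600),interpolation=cv2.INTER_CUBIC))
E
```

```text
t 53.5 pos [ 0.4444 -0.1429  0.098 ] yaw -0.005 F [-1.  -3.8  1.5] w 0.002
total shift(frac) [-0.001 -0.012  0.007] turn(frac) [-0.001  0.004 -0.01 ]
corner theta deg 57.2 radius 44.7
```

View pics/l4b.png

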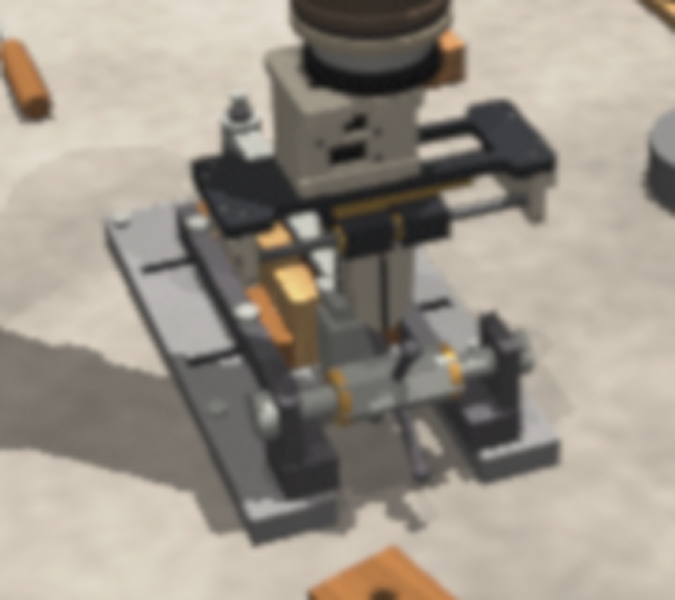

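Request:
{"name": "play_rows", "arguments": {"rows": [[0,0,-0.3,0,0,0,1],[0,0,-0.1,0,0,0,1],[0,0.25,0,0,0,0,1],[0,0.3,0,0,0,0,1],[-0.03,0.1,0,0,0,0.03,1]]}}

```text
clock: 54.05
position: [0.4425, -0.2316, 0.1604]
ee_rot: [-3.133, 0.002, 0.009]
force: [0.5, -1.1, -0.2]
width: 0.007
```

Request:
{"name": "play_rows", "arguments": {"rows": [[0,0,0,0,0,0,1]]}}

```text
clock: 54.15
position: [0.4418, -0.2331, 0.161]
ee_rot: [-3.133, 0.007, 0.009]
force: [-0.4, -0.1, -0.4]
width: 0.006
```

```bash
python3 - <<'E'
from h import *
say([.4443,-.226,.100],0)
E
```

```text
t 54.15 pos [ 0.4418 -0.2331  0.161 ] yaw -0.004 F [-0.4 -0.1 -0.4] w 0.006
total shift(frac) [ 0.019 -0.044  0.407] turn(frac) [-0.017  0.012 -0.009]
```

Request:
{"name": "play_rows", "arguments": {"rows": [[0.015,-0.03,0.22,-0.017,0.012,0,1],[0,0.0,0.18,0,0,0,1],[0,-0.06,0.02,0,0,0,1],[0,-0.11,0.0,0,0,0,1],[0,-0.11,0.0,0,0,0,1]]}}

```text
clock: 54.65
position: [0.4458, -0.1835, 0.0993]
ee_rot: [3.141, -0.009, 0.004]
force: [-0.6, -4.2, 4.0]
width: 0.003
```

Request:
{"name": "play_rows", "arguments": {"rows": [[0,-0.11,0,0,0,0,1],[0,-0.11,0.01,0,0,0,1],[0,-0.04,0.02,0,0,0,1]]}}

```text
clock: 54.95
position: [0.4471, -0.1418, 0.0978]
ee_rot: [3.139, -0.006, 0.009]
force: [-0.2, -4.7, 2.1]
width: 0.004
```

```bash
python3 - <<'E'
from h import *
say([.4443,-.141,.097],0); theta()
E
```

```text
t 54.95 pos [ 0.4471 -0.1418  0.0978] yaw -0.004 F [-0.2 -4.7  2.1] w 0.004
total shift(frac) [-0.019 -0.005  0.005] turn(frac) [ 0.006 -0.011 -0.008]
corner theta deg 58.1 radius 45.4
```

Request:
{"name": "play_rows", "arguments": {"rows": [[0,0,-0.33,0,-0.01,0,1],[0,0,-0.33,0,0,0,1],[0,-0.1,-0.33,0,0,0,1],[0,-0.25,-0.33,0,0,0,1],[0,-0.1,-0.1,0,0,0,1]]}}

```text
clock: 55.45
position: [0.4446, -0.0771, 0.3022]
ee_rot: [-3.141, 0.006, 0.019]
force: [0.2, 0.7, -0.2]
width: 0.003
```

Request:
{"name": "play_rows", "arguments": {"rows": [[0,0,0,0,0,0,1],[0,0,0,0,0,0,1]]}}

```text
clock: 55.65
position: [0.4454, -0.0734, 0.3041]
ee_rot: [-3.136, -0.006, 0.015]
force: [-0.0, -0.4, -0.6]
width: 0.006
```

```bash
python3 - <<'E'
from h import *
say([.4443,-.226,.16],0)
m,im=shot("wrist","n1.png"); np.savez("n1.npz",**m)
cv2.imwrite("pics/n1b.png",cv2.resize(im[0:290,215:410],None,fx=2.05,fy=2.05,interpolation=cv2.INTER_CUBIC))
E
```

```text
t 55.65 pos [ 0.4454 -0.0734  0.3041] yaw 0.004 F [-0.  -0.4 -0.6] w 0.006
total shift(frac) [-0.002  1.022  0.955] turn(frac) [-0.01   0.019  0.007]
```

View pics/n1b.png

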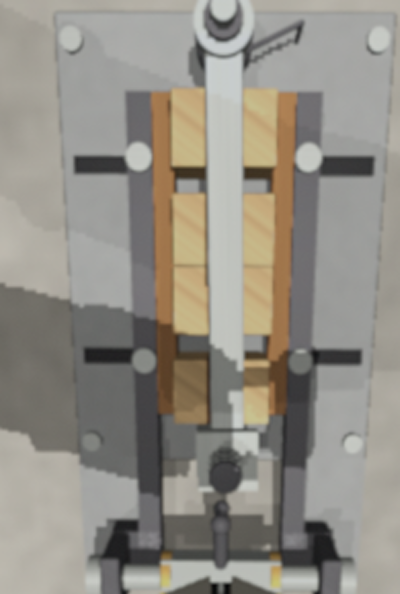

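Request:
{"name": "play_rows", "arguments": {"rows": [[0,0.33,0,-0.01,0.01,0,1],[0,0.33,0.1,0,0,0,1],[0,0.3,0.25,0,0,0,1],[0,0.0,0.33,0,0,0,1],[0,0,0.1,0,0,0,1]]}}

```text
clock: 56.2
position: [0.4441, -0.2052, 0.1908]
ee_rot: [3.14, 0.009, -0.014]
force: [-0.5, 0.2, 0.6]
width: 0.008
```

```bash
python3 - <<'E'
from h import *
say([.4443,-.226,.100],0)
E
```

```text
t 56.2 pos [ 0.4441 -0.2052  0.1908] yaw 0.006 F [-0.5  0.2  0.6] w 0.008
total shift(frac) [0.006 0.138 0.605] turn(frac) [0.004 0.018 0.011]
```

Request:
{"name": "play_rows", "arguments": {"rows": [[0,0.15,0.1,0,0.01,0,1],[0,0,0.22,0,0,0,1],[0,0,0.22,0,0,0,1],[0,0.0,0,0,0,0,1]]}}

```text
clock: 56.6
position: [0.4345, -0.2337, 0.0995]
ee_rot: [3.14, -0.013, -0.03]
force: [-0.2, 1.0, -0.0]
width: 0.006
```

```bash
python3 - <<'E'
from h import *
say([.4443,-.20,.102],0)
E
```

```text
t 56.6 pos [ 0.4345 -0.2337  0.0995] yaw -0.008 F [-0.2  1.  -0. ] w 0.006
total shift(frac) [ 0.063 -0.225 -0.018] turn(frac) [ 0.002  0.038 -0.016]
```

Request:
{"name": "play_rows", "arguments": {"rows": [[0.06,0,0,0,0.038,-0.016,1],[0,-0.1,0,0,0,0,1],[0,-0.1,0,0,0,0,1],[0,-0.05,0,0,0,0,1],[0,0,0,0,0,0,1]]}}

```text
clock: 57.1
position: [0.4445, -0.2021, 0.1033]
ee_rot: [3.135, -0.011, 0.008]
force: [-1.5, -0.8, -0.7]
width: 0.003
```

```bash
python3 - <<'E'
from h import *
say([.4443,-.18,.102],0); theta()
E
```

```text
t 57.1 pos [ 0.4445 -0.2021  0.1033] yaw -0.007 F [-1.5 -0.8 -0.7] w 0.003
total shift(frac) [-0.002 -0.148  0.008] turn(frac) [ 0.013 -0.01  -0.014]
corner theta deg -29.6 radius 40.9
```

Request:
{"name": "play_rows", "arguments": {"rows": [[0,-0.06,0,0.013,-0.01,-0.014,1],[0,-0.06,0,0,0,0,1],[0,-0.03,0,0,0,0,1]]}}

```text
clock: 57.4
position: [0.4458, -0.1817, 0.1059]
ee_rot: [3.139, -0.002, 0.007]
force: [-2.5, -3.4, -0.1]
width: 0.003
```

```bash
python3 - <<'E'
from h import *
say([.4443,-.177,.102],0); theta()
m,im=shot("side","o1.png"); u,v=proj(m,[.444,-.15,.08]).astype(int)
cv2.imwrite("pics/o1b.png",cv2.resize(im[v-60:v+60,u-60:u+60],(600,600),interpolation=cv2.INTER_CUBIC))
E
```

```text
t 57.4 pos [ 0.4458 -0.1817  0.1059] yaw -0.002 F [-2.5 -3.4 -0.1] w 0.003
total shift(frac) [-0.01  -0.031  0.026] turn(frac) [ 0.005 -0.008 -0.003]
corner theta deg 1.3 radius 35.8
```

View pics/o1b.png

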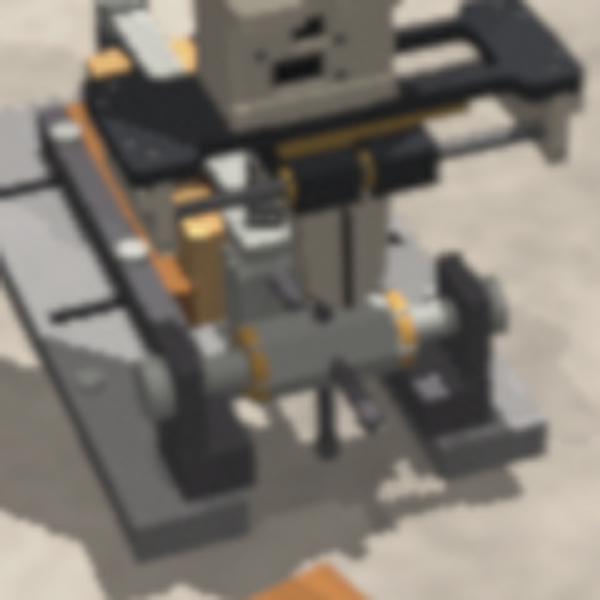

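Request:
{"name": "play_rows", "arguments": {"rows": [[0,-0.04,0.01,0,-0.01,0,1],[0,-0.03,0,0,0,0,1]]}}

```text
clock: 57.65
position: [0.4461, -0.173, 0.1051]
ee_rot: [3.136, -0.004, 0.001]
force: [-3.4, -8.8, 0.1]
width: 0.005
```

```bash
python3 - <<'E'
from h import *
say([.4443,-.177,.102],0); theta()
E
```

```text
t 57.65 pos [ 0.4461 -0.173   0.1051] yaw -0.003 F [-3.4 -8.8  0.1] w 0.005
total shift(frac) [-0.012  0.027  0.021] turn(frac) [ 0.012 -0.002 -0.005]
corner theta deg 15.4 radius 35.2
```

Request:
{"name": "play_rows", "arguments": {"rows": [[0,-0.05,0.01,0.01,0,0,1],[0,-0.04,0,0,0,0,1]]}}

```text
clock: 57.85
position: [0.4461, -0.1642, 0.1043]
ee_rot: [3.133, -0.009, 0.004]
force: [-2.1, -14.3, -2.0]
width: 0.007
```

```bash
python3 - <<'E'
from h import *
say([.4443,-.177,.102],0); theta()
E
```

```text
t 57.85 pos [ 0.4461 -0.1642  0.1043] yaw -0.006 F [ -2.1 -14.3  -2. ] w 0.007
total shift(frac) [-0.011  0.085  0.016] turn(frac) [ 0.017 -0.006 -0.011]
corner theta deg 28.9 radius 36.7
```

Request:
{"name": "play_rows", "arguments": {"rows": [[0,-0.05,0.01,0.01,0,0,1],[0,-0.04,0,0,0,0,1]]}}

```text
clock: 58.05
position: [0.4464, -0.1579, 0.1037]
ee_rot: [3.126, -0.016, 0.01]
force: [-1.7, -16.7, -0.9]
width: 0.004
```

```bash
python3 - <<'E'
from h import *
say([.4443,-.177,.102],0); theta()
E
```

```text
t 58.05 pos [ 0.4464 -0.1579  0.1037] yaw -0.01 F [ -1.7 -16.7  -0.9] w 0.004
total shift(frac) [-0.013  0.128  0.013] turn(frac) [ 0.031 -0.013 -0.021]
corner theta deg 37.4 radius 39.0
```

Request:
{"name": "play_rows", "arguments": {"rows": [[0,0.04,0,0,0,0,1],[0,0.02,-0.25,0.02,0,0,1],[0,0,-0.33,0,0,0,1],[0,-0.1,-0.33,0,0,0,1],[0,-0.25,-0.33,0,0,0,1]]}}

```text
clock: 58.55
position: [0.4439, -0.123, 0.2789]
ee_rot: [3.134, -0.029, -0.004]
force: [0.2, 2.0, 1.2]
width: 0.005
```

Request:
{"name": "play_rows", "arguments": {"rows": [[0,-0.2,-0.1,0,0,0,1],[0,0,0,0,0,0,1],[0,0,0,0,0,0,1]]}}

```text
clock: 58.85
position: [0.4478, -0.0865, 0.2984]
ee_rot: [3.14, -0.015, 0.008]
force: [-0.4, -0.0, -1.6]
width: 0.001
```

```bash
python3 - <<'E'
from h import *
say([.4443,-.226,.16],0)
m,im=shot("wrist","p1.png"); np.savez("p1.npz",**m)
m2,im2=shot("side","p2.png"); u,v=proj(m2,[.444,-.08,.08]).astype(int)
m3,im3=shot("scene","p3.png")
cv2.imwrite("pics/p1b.png",np.hstack([cv2.resize(im[0:290,215:410],(390,580),interpolation=cv2.INTER_CUBIC),cv2.resize(im2[v-75:v+75,u-50:u+50],(387,580),interpolation=cv2.INTER_CUBIC)]))
E
```

```text
t 58.85 pos [ 0.4478 -0.0865  0.2984] yaw -0.009 F [-0.4 -0.  -1.6] w 0.001
total shift(frac) [-0.019  0.929  0.924] turn(frac) [ 0.003 -0.01  -0.019]
```

View pics/p1b.png

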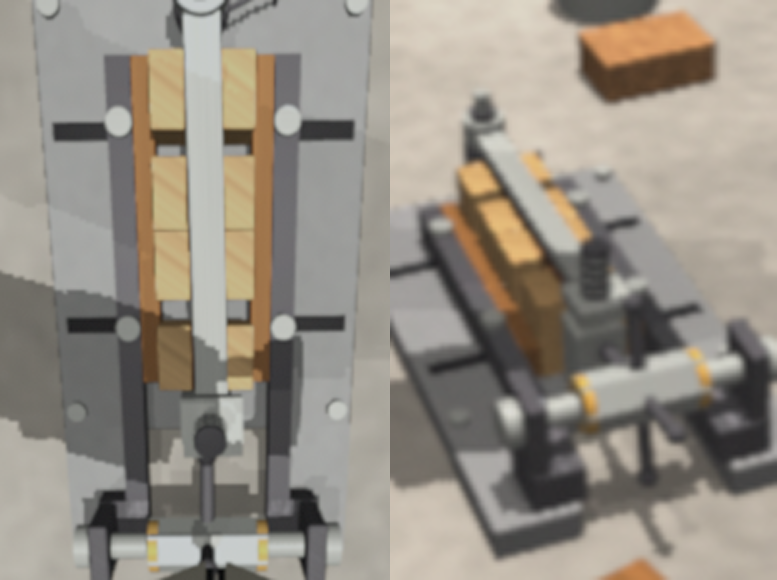

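View pics/p3.png

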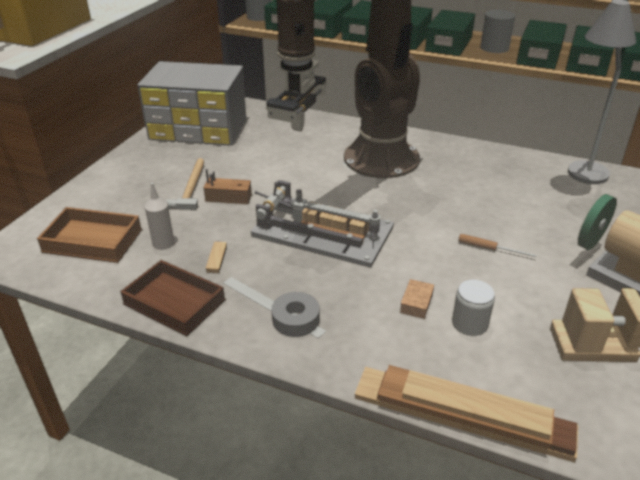

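```bash
python3 - <<'E'
from h import *
im=cv2.imread("pics/p2.png"); m=camera_model("side"); u,v=proj(m,[.444,-.1685,.09]).astype(int)
c=cv2.resize(im[v-35:v+35,u-35:u+35],(630,595),interpolation=cv2.INTER_CUBIC)
for t in (-10,0,10,20,30,40):
    r=np.radians(t); out=[]
    for rad in (.06,-.06):
        p=proj(m,[.4443,-.1685+rad*np.sin(r),.07+rad*np.cos(r)]); out.append(((p[0]-u+35)*9,(p[1]-v+35)*8.5))
    for s in (1,-1):
        p=proj(m,[.4443,-.1685+s*.06*np.cos(r),.07-s*.06*np.sin(r)]); out.append(((p[0]-u+35)*9,(p[1]-v+35)*8.5))
    print(t,np.array(out).round(0).tolist())
cv2.imwrite("pics/p2b.png",c)
E
```

```text
-10 [[337.0, 198.0], [315.0, 526.0], [239.0, 209.0], [418.0, 538.0]]
0 [[321.0, 172.0], [330.0, 553.0], [239.0, 239.0], [419.0, 506.0]]
10 [[305.0, 153.0], [345.0, 574.0], [242.0, 273.0], [417.0, 470.0]]
20 [[290.0, 140.0], [360.0, 589.0], [247.0, 310.0], [412.0, 431.0]]
30 [[276.0, 135.0], [374.0, 598.0], [254.0, 348.0], [405.0, 389.0]]
40 [[265.0, 137.0], [387.0, 600.0], [263.0, 387.0], [395.0, 346.0]]
```

View pics/p2b.png

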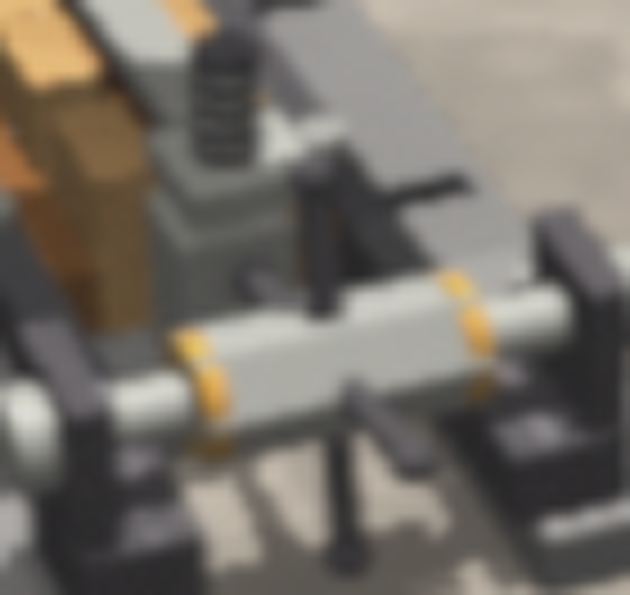

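```bash
python3 - <<'E'
from h import *
say([.4443,-.205,.17],0)
E
```

```text
t 59.0 pos [ 0.4471 -0.0881  0.2977] yaw -0.013 F [-1.  -0.5  0.2] w 0.006
total shift(frac) [-0.011  0.776  0.854] turn(frac) [ 0.007 -0.006 -0.027]
```

Request:
{"name": "play_rows", "arguments": {"rows": [[0,0.3,0.05,0,0,-0.02,1],[0,0.3,0.2,0,0,0,1],[0,0.17,0.28,0,0,0,1],[0,0.02,0.28,0,0,0,1],[0,0,0,0,0,0,1]]}}

```text
clock: 59.5
position: [0.4466, -0.2032, 0.1755]
ee_rot: [3.135, -0.004, -0.002]
force: [-0.6, 0.5, 0.5]
width: 0.004
```

```bash
python3 - <<'E'
from h import *
say([.4443,-.205,.112],0)
E
```

```text
t 59.5 pos [ 0.4466 -0.2032  0.1755] yaw -0.002 F [-0.6  0.5  0.5] w 0.004
total shift(frac) [-0.015  0.01   0.423] turn(frac) [ 0.013  0.003 -0.004]
```

Request:
{"name": "play_rows", "arguments": {"rows": [[-0.01,0.01,0.2,0.013,0,0,1],[0,0,0.2,0,0,0,1],[0,0,0,0,0,0,1],[0,-0.06,0,0,0,0,1],[0,-0.06,0,0,0,0,1]]}}

```text
clock: 60.0
position: [0.445, -0.1921, 0.1185]
ee_rot: [3.139, -0.021, -0.003]
force: [0.2, 0.7, -0.9]
width: -0.001
```

```bash
python3 - <<'E'
from h import *
say([.4443,-.205,.112],0); theta()
E
```

```text
t 60.0 pos [ 0.445  -0.1921  0.1185] yaw -0.013 F [ 0.2  0.7 -0.9] w -0.001
total shift(frac) [-0.003  0.086  0.044] turn(frac) [ 0.005  0.004 -0.027]
corner theta deg -11.1 radius 50.3
```

Request:
{"name": "play_rows", "arguments": {"rows": [[0,-0.08,0.03,0,0,-0.027,1],[0,-0.08,0,0,0,0,1],[0,-0.06,0,0,0,0,1]]}}

```text
clock: 60.3
position: [0.4476, -0.1585, 0.1172]
ee_rot: [3.134, 0.006, 0.008]
force: [-0.2, -10.8, -2.2]
width: 0.004
```

```bash
python3 - <<'E'
from h import *
say([.4443,-.205,.112],0); theta()
E
```

```text
t 60.3 pos [ 0.4476 -0.1585  0.1172] yaw 0.004 F [ -0.2 -10.8  -2.2] w 0.004
total shift(frac) [-0.023  0.309  0.037] turn(frac) [ 0.015 -0.01   0.008]
corner theta deg 27.4 radius 50.9
```

Request:
{"name": "play_rows", "arguments": {"rows": [[0,-0.06,0.02,0.01,0,0,1],[0,-0.06,0,0,0,0,1]]}}

```text
clock: 60.5
position: [0.4507, -0.1428, 0.1169]
ee_rot: [3.131, 0.008, 0.021]
force: [3.0, -3.6, 4.2]
width: 0.007
```

```bash
python3 - <<'E'
from h import *
say([.4443,-.205,.112],0); theta()
m,im=shot("side","q2.png");u,v=proj(m,[.444,-.1685,.09]).astype(int)
cv2.imwrite("pics/q2b.png",cv2.resize(im[v-35:v+35,u-35:u+35],(630,595),interpolation=cv2.INTER_CUBIC))
E
```

```text
t 60.5 pos [ 0.4507 -0.1428  0.1169] yaw 0.005 F [ 3.  -3.6  4.2] w 0.007
total shift(frac) [-0.045  0.414  0.037] turn(frac) [ 0.021 -0.027  0.011]
corner theta deg 41.3 radius 58.5
```

View pics/q2b.png

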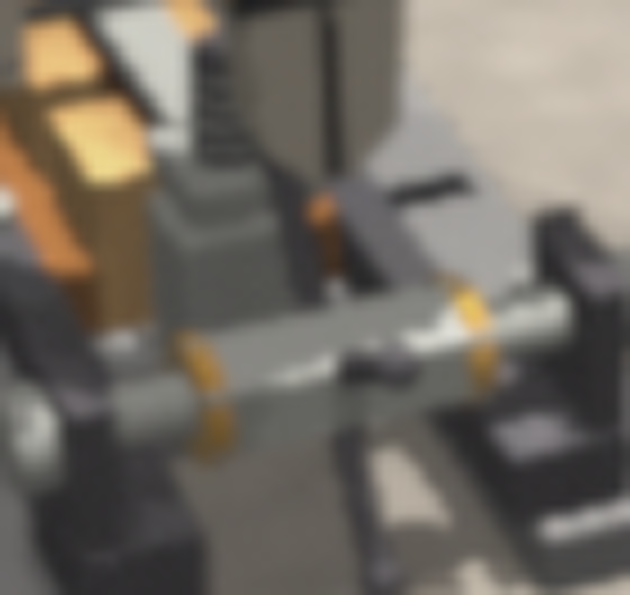

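Request:
{"name": "play_rows", "arguments": {"rows": [[0,0.05,-0.1,0,0,0,1],[0,0.0,-0.33,0.02,-0.02,0,1],[0,0,-0.33,0,0,0,1],[0,-0.2,-0.33,0,0,0,1],[0,-0.15,-0.2,0,0,0,1]]}}

```text
clock: 61.05
position: [0.4483, -0.0962, 0.3081]
ee_rot: [-3.139, -0.016, 0.002]
force: [0.6, 1.4, -0.1]
width: 0.003
```

Request:
{"name": "play_rows", "arguments": {"rows": [[0,0,0,0,0,0,1],[0,0,0,0,0,0,1]]}}

```text
clock: 61.25
position: [0.4508, -0.0909, 0.312]
ee_rot: [-3.133, -0.033, -0.01]
force: [-0.4, -0.1, -0.0]
width: 0.005
```

```bash
python3 - <<'E'
from h import *
say([.4443,-.205,.112],0)
m,im=shot("side","r2.png");u,v=proj(m,[.444,-.1685,.09]).astype(int)
c=cv2.resize(im[v-35:v+35,u-35:u+35],(400,400),interpolation=cv2.INTER_CUBIC)
m,im=shot("wrist","r1.png"); w=cv2.resize(im[0:290,215:410],(390,580),interpolation=cv2.INTER_CUBIC)
w=w[:580]; c2=np.zeros((580,400,3),np.uint8); c2[:400]=c
cv2.imwrite("pics/r2b.png",np.hstack([w,c2]))
E
```

```text
t 61.25 pos [ 0.4508 -0.0909  0.312 ] yaw 0.021 F [-0.4 -0.1 -0. ] w 0.005
total shift(frac) [-0.068  0.771  1.327] turn(frac) [-0.017 -0.012  0.042]
```

View pics/r2b.png

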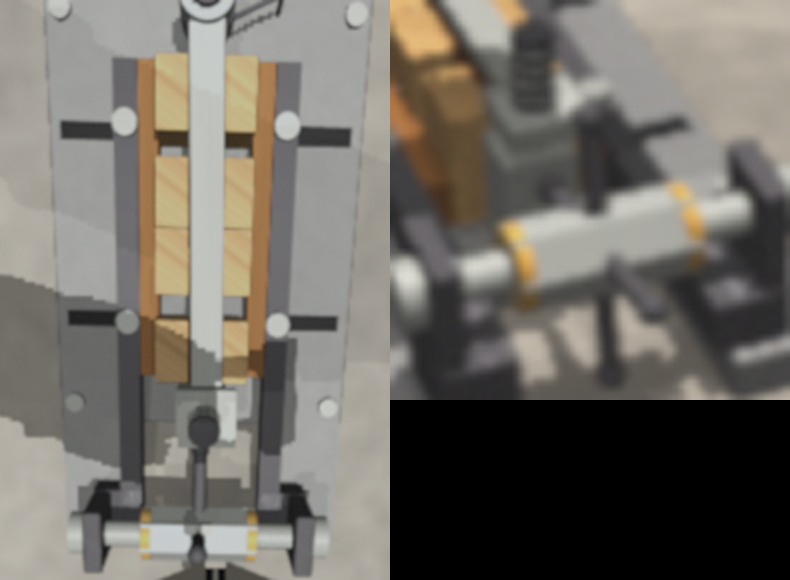

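```bash
python3 - <<'E'
from h import *
print(sign_off(), observe()["clock"])
E
```

```text
the job is handed in; nothing more can be done
the job is handed in; nothing more can be done
```

I loaded all four blanks and pinned the hold-down bar. I then tightened the turnbuckle and handed the job in at about 61 s of the 210 s. No verdict came back, so the results below are from my own checks.

- **Blanks:** All four stand in one row between the jaws with their plies parallel to them. I could not grip the fourth directly because the glue bottle was in the way. I lifted it across its narrow side, set it down in the open and gripped it again. One blank already in the bay was found shoved against the far jaw and its neighbour. I left it there, and the closing jaws drew it back into line.
- **Bar and pin:** The pin swung the bar round and went into the boss. A 12 N push back at the bottom and the pictures show its head resting on the bar.
- **Turnbuckle:** I turned it in ten strokes. In the last picture the top tommy bar leans about 12° past upright, so it stands at about 14.35 rad, within the 14.2–14.4 given for tight.

- **Disagreements:** Under my finger the turnbuckle went further, to about 36°, but each time it sprang back to about 12° when I let go. The angle I worked out from the finger's position was also too high, so I went by the picture.
- **Not measured:** I could not measure the jaw forces or the pin depth directly.
- **Rest of the bench:** The last wide picture shows nothing else visibly moved. The arm ended clear of everything.

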